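# Set up the welding jig

### The arm

A 6-joint arm with a two-finger parallel gripper is mounted at the origin on the work surface. World frame = base frame: x ahead of the robot, y to its left, z up, the work surface at z = 0. Lengths are in m, angles in rad, forces in N, time in s.
With the tool pointing down it reaches from about 0.225 to 0.875 m from the base axis. Payload 3.4 kg.
Tool frame: the origin (TCP) lies at the very end of the fingers, on their centre line; the grasp point (between the pads) lies 19 mm behind it; x points along the fingers, y is the direction in which the jaws open and shut, and the axes are right-handed (so a half turn about x gives the same grasp; the last joint's range is limited). The gripper opens to 85 mm and grips with 20 to 120 N. Pads are 22 mm wide; open, the fingers measure 114 mm over their backs; the gripper's body (76 mm by 85 mm) begins 54 mm behind the grasp point. The pads swing forward as they close: fully open they stand 13 mm farther back than shut.
Start: joints at [1.168, 0.276, 1.505, -0, 1.361, -0.121], TCP at [0.16, 0.552, 0.231] pointing down, gripper open.
Joint ranges: [-2.89, 2.89], [-0.75, 2.08], [0.22, 2.7], [-1.18, 4.32], [0.11, 2.71], [-2.7, 2.7]. Speed limits (rad/s): [2.57, 2.57, 3.14, 3.14, 3.14, 3.14].

### API

Orientations are given as a unit quaternion [w, x, y, z].
In Python, from rig import manip gives the robot as it stands. The module is installed in compiled form; this text tells all that it offers.
- The arm moves only by the tool play_rows, never from a script. Its argument "plan" is a list that holds one entry, the list of rows, each a list of 5 numbers: the closure, from 0 (fully open) to 1 (shut), then the shift along the tool's x, y, z in m, then the turn about the tool's x in degrees. A call has 1 to 12 rows; each row is the pose to reach, as a shift and turn from the pose measured when the call began, along the tool's axes at that moment; what a row does not reach only later rows make up. A row lasts 1/10 s, in which the tool goes at most 50 mm and 8.59 degrees, less where a joint would pass 70% of its speed; a pose out of reach is approached as far as the arm can. A call with a gripper value outside its range is refused whole. The fingers move at their own pace and stop on an object; "grip_force" is the grip in N (left out, the last holds). Time passes only in rows, so rows that repeat a pose let the fingers close. It gives the time, the measured TCP pose, the force and the opening at its end, in the units of the state.
- manip.get_state(): the state, without advancing time (a new reading comes with each control period).
- manip.get_image(name): name is "scene" or "top" or "wrist"; returns (picture, depth): 384x512x3 uint8, red, green, blue; 384x512 float32, m along the optical axis (not along the pixel's ray), 0 where there is no reading.
- manip.camera_params(name): a dict with "intrinsics" (3x3 intrinsics, pixels), "dist_coeffs" ([k1, k2, p1, p2, k3] as OpenCV has them; the pictures are not rectified), "R" (3x3) and "t" (3): a world point X has camera coordinates R X + t; the wrist camera has in their place "mount" (4x4, takes a point from camera to tool coordinates, whose origin is the TCP and whose axes are the tool frame's). Camera axes: x right, y down, z forward; pixel columns grow to the right and rows downward; lengths in m; the calibration is good to about 2 mm. A picture is of the moment at which its call begins: read the wrist's pose just before it. camera_params takes no time and is no camera call.
- manip.sign_off(): hands the job in, once; it reports no verdict.
The state is a dict: "clock": time; "qpos": joint angles; "qd": joint speeds; "effort": joint torques, N m; "position": TCP position; "ee_rot": TCP orientation; "contact_force": force on the tool from outside, world axes, zero at the start; "moment": the same for the moment, N m; "width": finger opening in m.
Only numpy, scipy, OpenCV 4.12 (cv2) and the standard library are available. Lean on these libraries where they do the work, as an engineer would, in place of code of your own. Each camera call takes 0.05 s, during which the arm holds its last target.

### The job

Set up the welding jig for the next row of tubes. First tighten the hold-down nut of its angle plate fully with the ring spanner, in short strokes between the webs, without touching the nut with the fingers. Then lay every loose square tube in a lane of its own, and only then turn the cam lever until the cam's high point is square on the sprung pusher, so that the tubes are pushed up to the angle plate; leave the spanner lying on its rest and the other things on the bench undisturbed.

Things in the scene. Friction and masses are not known exactly. Their poses are not given: they have to be found in the camera images.
- jig: Fixed welding jig on a grey base plate 264 x 360 x 12 mm. Frame: origin on the table, below the middle of the angle plate's stop face; y along the lanes, from the pusher towards the angle plate; z up. Four lanes lie along y, at x = -87, -29, 29, 87 mm, floor at z = 12 mm, 38 mm wide, between guide strips 8 mm high; the stop face at y = 0 ends them, the pusher begins them.
- angle_plate (a point): Foot of the angle plate's stop face (jig 0, 0, 12 mm; jig axes). The upright is 220 mm wide, 14 mm thick, its top at z = 88 mm. Behind it its foot has two webs, 128 mm apart inside, that end at jig y = 108 mm, there 68 mm high; the nut is midway between them at jig (0, 60 mm). Seated on it, the spanner can swing about 44 degrees either side of jig +y before its shank meets a web.
- nut (a joint): Angle of the hold-down nut in rad, growing as it is tightened, clockwise seen from above; starts at 0.1 to 0.8 and stops dead at 4.0, fully tight. It turns stiffly (1 N m) and stays where it is left. The spanner can turn it about 60 degrees a stroke.
- nut_top (a point): Centre of the nut's top, 54 mm above the table. The nut is a hexagon 41 mm across flats, z = 30 to 54 mm, its top 6 mm tapered; the point turns with it: x axis through a corner of the hexagon, z up. A stud 27 mm in diameter stands 12 mm out of the nut (to z = 66 mm).
- spanner: Steel ring spanner, 215 mm long, 0.45 kg, flat on its rest at the start. Origin on the ring's axis at its underside; x along the shank to the tail (177 mm off), z across the ring. Ring 20 mm thick, 76 mm wide; hexagonal hole 43.6 mm across flats with a corner on x, 7 degrees of play on the nut. Seated, its underside is at z = 30 mm; lift it to 67 mm or more to clear the stud.
- spanner_grip (a point): Point of the shank to grip, 118 mm from the ring's axis, 10 mm above the spanner's underside; spanner's axes. The shank is 24 mm wide, 14 mm thick.
- rest: Fixed spanner rest: a plate 6 mm high with two raised bars across. Origin on the table under the middle of the ring's bar; x towards the tail's bar, at x = 150 mm (12 mm thick). The spanner lies with its origin 30 mm above the rest's origin, x along the rest's x. Bar tops at z = 30 mm (ring) and 33 mm (tail), with end lips to z = 45 mm, 44 and 27 mm to each side.
- tube1: Square steel tube, 110 x 30 x 30 mm, 0.25 kg; origin in the middle of its underside, x along it. May be absent. In a lane it lies along jig y, its origin at z = 12 mm; laid at jig y = -62 mm it has about 7 mm free at each end, pushed home it is at -56 mm.
- tube2: As tube1.
- tube3: As tube1.
- tube4: As tube1.
- pusher (a joint): Travel in m of the sprung pusher bar, a steel bar across the lanes, 20 mm thick, top at z = 42 mm, sliding along jig +y. 0 when back, its face at jig y = -124.5 mm; 0.013 with the cam's high point on it. Its spring pushes it back with 5 to 10 N.
- cam (a joint): Angle of the eccentric cam in rad: 0 when its high point is square on the pusher, negative before (starts at -2.3 to -1.8; ends of travel -2.45 and +0.6). It grows clockwise seen from above, and stays where it is left (0.3 N m of friction).
- cam_axis (a point): Point on the cam's upright axis, at jig (0, -170.5 mm), z = 62.5 mm, on top of the lever. The cam is a disc of 28 mm radius whose centre is 11 mm off the axis; a black dot marks its high point.
- cam_post (a point): Middle of the upright round handle on the end of the cam's lever, 18 mm in diameter, 46 mm tall (z = 62.5 to 108.5 mm), 72 mm from the cam axis. At cam = 0 the lever points along jig -x, the cam's high point along jig +y.
- wire_brush: Bystander: wire brush with wooden handle, 260 mm long.
- chip_hammer: Bystander: chipping hammer, 260 mm long.
- spatter_tin: Bystander: squat tin, 80 mm across, 85 mm high.
- try_square: Bystander: steel try square, 150 mm blade.
- tape: Bystander: tape measure, 70 mm.
- offcut: Bystander: offcut of angle steel, 90 x 50 x 50 mm.
- spray_can: Bystander: spray can, 64 mm across, 190 mm high.
Mind the look-alikes: they are no part of the job. Leave any green look-alike of the tube4 alone.

How it is judged:
On the way, in this order (a step that is already met when the one before it is completed fails the run):
1. the hold-down nut is tightened fully with the spanner (value of joint nut above 3.88 rad), for 0.2 s.
2. all tubes that are there lie in lanes of the jig (y of tube1 in the frame of jig between -0.075 and -0.05 m and x of tube1 in the frame of jig between -0.095 and 0.095 m and z of each of tube1, tube2, tube3, tube4 in the frame of jig below 0.015 m and angle between the x axis of each of tube1, tube2, tube3, tube4 and the y axis of jig, either way round below 0.1 rad and linear speed of each of tube1, tube2, tube3, tube4 below 0.03 m/s and y of tube2 in the frame of jig between -0.075 and -0.05 m and x of tube2 in the frame of jig between -0.095 and 0.095 m and y of tube3 in the frame of jig between -0.075 and -0.05 m and x of tube3 in the frame of jig between -0.095 and 0.095 m and y of tube4 in the frame of jig between -0.075 and -0.05 m and x of tube4 in the frame of jig between -0.095 and 0.095 m), for 0.2 s.
3. the cam is turned until its high point is square on the pusher and has pushed it forward (value of joint cam between -0.2 and 0.2 rad and value of joint pusher above 0.011 m), for 0.2 s.
At the end, for the whole second after the job is handed in: Nut within 0.12 rad of its stop; each tube flat in a lane, along it, its end within 5 mm of the stop face; cam within 0.2 rad of its high point on the pusher, pusher forward 11 mm or more; spanner flat on its rest, ring within 25 mm of its bar's middle; all at rest (all of step 3 and value of joint nut above 3.88 rad and y of tube1 in the frame of jig between -0.06 and -0.05 m and x of tube1 in the frame of jig between -0.095 and 0.095 m and z of each of tube1, tube2, tube3, tube4 in the frame of jig below 0.015 m and angle between the x axis of each of tube1, tube2, tube3, tube4 and the y axis of jig, either way round below 0.1 rad and linear speed of each of tube1, tube2, tube3, tube4, spanner below 0.03 m/s and y of tube2 in the frame of jig between -0.06 and -0.05 m and x of tube2 in the frame of jig between -0.095 and 0.095 m and y of tube3 in the frame of jig between -0.06 and -0.05 m and x of tube3 in the frame of jig between -0.095 and 0.095 m and y of tube4 in the frame of jig between -0.06 and -0.05 m and x of tube4 in the frame of jig between -0.095 and 0.095 m and horizontal distance between spanner and rest below 0.025 m and z of spanner in the frame of rest between 0.022 and 0.036 m and angle between the z axis of spanner and the z axis of rest, either way round below 0.08 rad and angle between the x axis of spanner and the x axis of rest, either way round below 0.3 rad and x of spanner_grip in the frame of rest above 0 m); the robot touches nothing.
It fails at once if the fingers press on the nut (contact force between the fingers and nut above 3 N).
It fails at once if another thing on the bench is moved more than 4 cm (distance of any of wire_brush, chip_hammer, spatter_tin, try_square, tape, offcut, spray_can from where it was at the start of the episode above 0.04 m).
It fails at once if another thing on the bench is tipped over (angle between any of wire_brush, chip_hammer, spatter_tin, try_square, tape, offcut, spray_can's own z axis and vertical above 0.5 rad).
Of tube1, tube2, tube3, tube4 only 2 to 4 are there at a start; the rules pass over those that are not, and their reading is None.
At some moment in a run one of tube1, tube2, tube3, tube4 may be knocked a few centimetres aside while the robot is not near it.
It also fails if it takes over 208 s, if anything falls off the work surface, if the arm or the gripper's body presses on something with over 40 N, if the wrist force passes 120 N, or if a joint passes its speed limit or range.

## Working session

There is one attempt and no reset: what is moved stays moved. The work goes in short steps, Python scripts to look and compute and a tool call to move; the robot and the scene stay as the last step left them, time stands still between calls to the robot, and variables do not carry over. Pictures are saved under pics/ and viewed, and the job is handed in when it is done.

Besides the shell and the picture viewer there is one more tool, called as name(argument=value, ...) on one line, values as JSON. play_rows: Moves the arm, as the interface text tells. Its arguments: {"type":"object","properties":{"plan":{"type":"array","items":{"type":"array","items":{"type":"array","items":{"type":"number"}}}},"grip_force":{"type":"number"}},"required":["plan"]}

```bash
mkdir -p pics; python3 - <<'E'
from rig import manip
import cv2,numpy as np
s=manip.get_state();print(s)
for n in ["scene","top","wrist"]:
    im,d=manip.get_image(n);np.savez(f"pics/{n}0.npz",im=im,d=d)
    cv2.imwrite(f"pics/{n}0.png",im[:,:,::-1]);print(n,manip.camera_params(n),d.min(),d.max())
E
```

```text
{'clock': 0.0, 'qpos': array([ 1.16796553e+00,  2.76599717e-01,  1.50614417e+00, -1.42586204e-05,
        1.36070656e+00, -1.20991460e-01]), 'qd': array([ 2.11777237e-04,  1.13980258e-03,  3.04395475e-05,  6.11353677e-04,
       -3.84963376e-04,  1.17605571e-03]), 'effort': array([ 9.36043361e-04, -4.16760170e+01, -2.45808291e+01,  8.20377409e-05,
        1.07548750e-02, -3.30263083e-05]), 'position': array([0.15971402, 0.55181457, 0.23043263]), 'ee_rot': array([ 0.69993194,  0.09867899,  0.70026256, -0.0999504 ]), 'contact_force': array([-0.3988961 ,  0.62811568,  0.35296925]), 'moment': array([-0.00425302,  0.01297313,  0.00201829]), 'width': 0.08507459337404145}
scene {'intrinsics': array([[374.51564044,   0.        , 254.26414452],
       [  0.        , 374.51564044, 196.76337019],
       [  0.        ,   0.        ,   1.        ]]), 'dist_coeffs': array([-0.05686733,  0.        ,  0.        ,  0.        ,  0.        ]), 'R': array([[ 0.59501244,  0.80371025, -0.00316719],
       [ 0.69480517, -0.51635931, -0.50061846],
       [-0.40398759,  0.29567363, -0.86566225]]), 't': array
[... 467 characters left out ...]
]), 't': array([-0.04914966,  0.49473058,  1.31007275])} 0.0 2.2603514
wrist {'intrinsics': array([[310.81832209,   0.        , 255.61815746],
       [  0.        , 310.81832209, 194.65130919],
       [  0.        ,   0.        ,   1.        ]]), 'dist_coeffs': array([-0.05606181,  0.        ,  0.        ,  0.        ,  0.        ]), 'mount': array([[ 5.17939630e-04, -3.26295763e-01,  9.45267585e-01,
        -1.43237918e-01],
       [ 9.99999827e-01,  4.31794241e-04, -3.98878493e-04,
        -5.52168714e-04],
       [-2.78008737e-04,  9.45267628e-01,  3.26295930e-01,
        -8.33362030e-02],
       [ 0.00000000e+00,  0.00000000e+00,  0.00000000e+00,
         1.00000000e+00]])} 0.0 0.8944567
```

View pics/scene0.png

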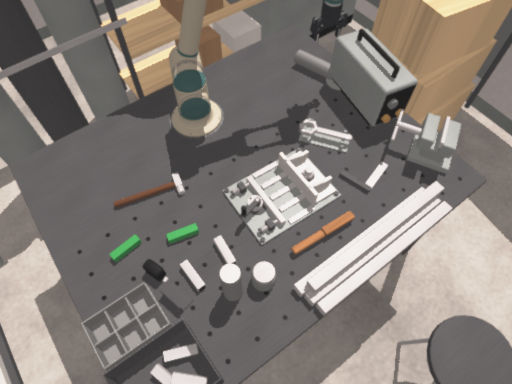

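View pics/top0.png

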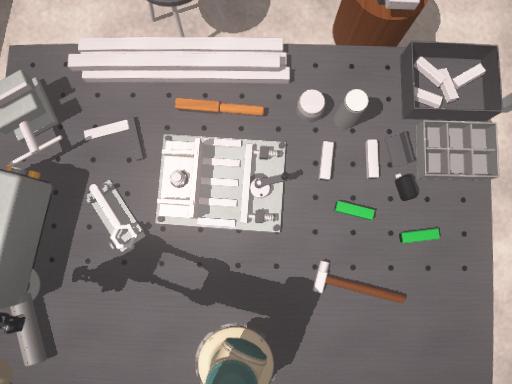

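View pics/wrist0.png

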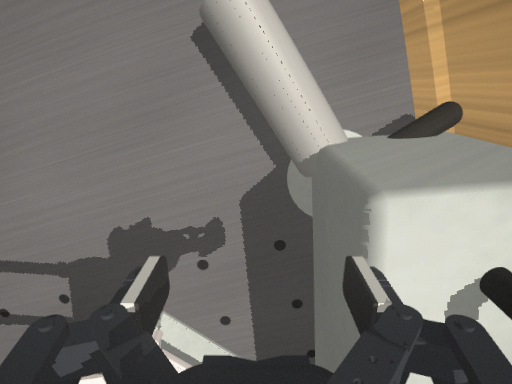

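```bash
python3 - <<'E'
import cv2,numpy as np
im=cv2.imread("pics/top0.png")
cv2.imwrite("pics/z1.png",cv2.resize(im[80:260,290:510],None,fx=3.6,fy=3.3,interpolation=cv2.INTER_CUBIC))
cv2.imwrite("pics/z2.png",cv2.resize(im[90:260,70:300],None,fx=3.4,fy=3.4,interpolation=cv2.INTER_CUBIC))
im=cv2.imread("pics/scene0.png")
cv2.imwrite("pics/z3.png",cv2.resize(im[200:384,70:290],None,fx=3.2,fy=3.2,interpolation=cv2.INTER_CUBIC))
cv2.imwrite("pics/z4.png",cv2.resize(im[100:260,200:400],None,fx=3.6,fy=3.6,interpolation=cv2.INTER_CUBIC))
E
```

```text
(no output)
```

View pics/z1.png

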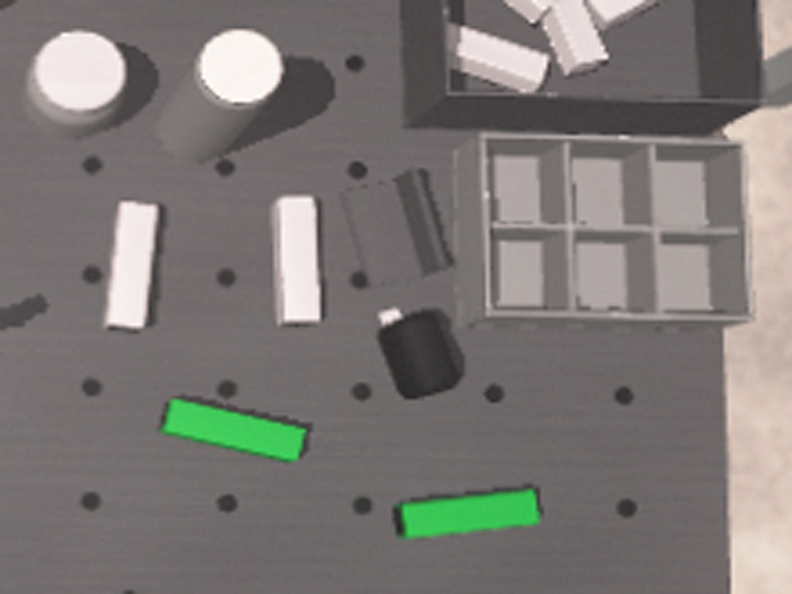

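View pics/z2.png

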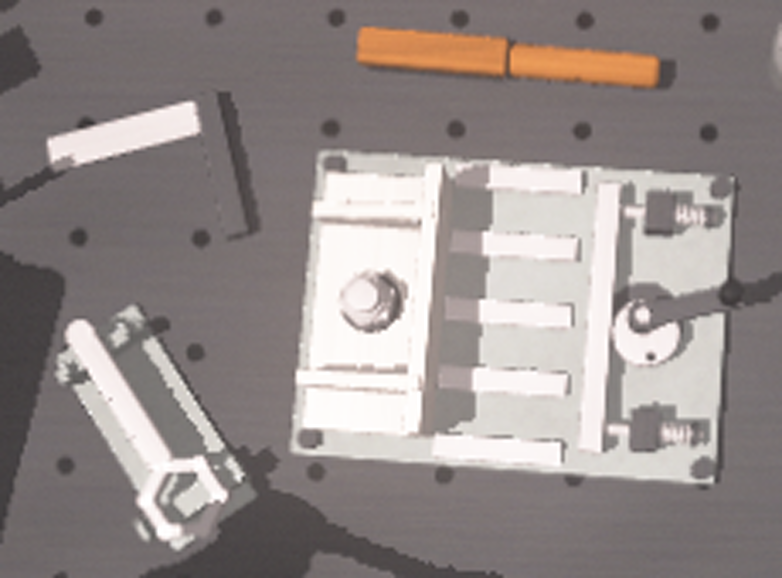

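View pics/z3.png

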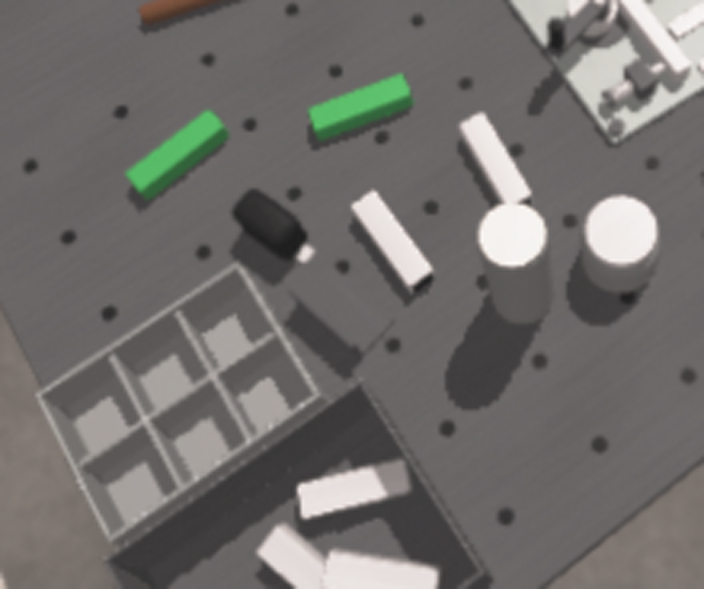

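View pics/z4.png

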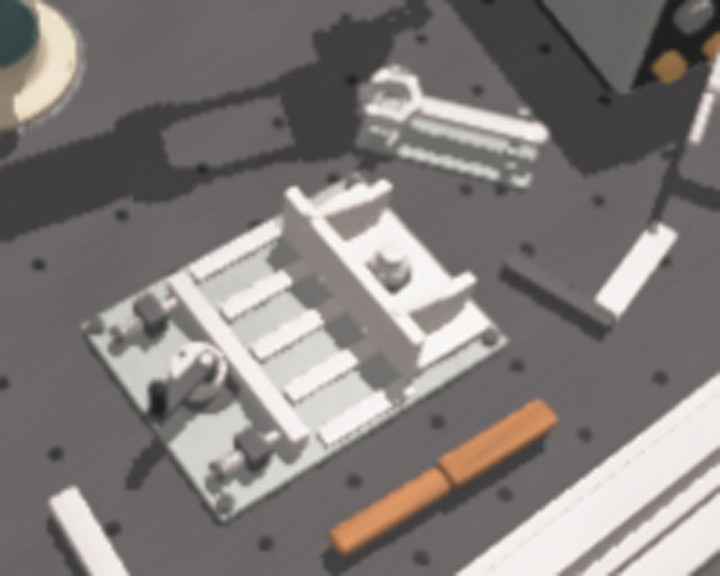

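```bash
cat > h.py <<'E'
import cv2,numpy as np
from rig import manip
from scipy.spatial.transform import Rotation as Ro
def cam(n,st=None):
    p=manip.camera_params(n);K=p["intrinsics"];D=p["dist_coeffs"]
    if n=="wrist":
        M=np.array(p["mount"]); q=st["ee_rot"];R=Ro.from_quat([q[1],q[2],q[3],q[0]]).as_matrix()
        T=np.eye(4);T[:3,:3]=R;T[:3,3]=st["position"]
        C=np.linalg.inv(T@M);return K,D,C[:3,:3],C[:3,3]
    return K,D,np.array(p["R"]),np.array(p["t"])
def proj(c,X):
    K,D,R,t=c;X=np.atleast_2d(np.asarray(X,float))
    return cv2.projectPoints(X,cv2.Rodrigues(R)[0],t,K,D)[0][:,0]
def ray(c,uv):
    K,D,R,t=c;uv=np.asarray(uv,float).reshape(-1,1,2)
    n=cv2.undistortPoints(uv,K,D)[:,0];d=np.c_[n,np.ones(len(n))]@R;return -R.T@t,d
def toz(c,uv,z):
    o,d=ray(c,uv);return o+d*((z-o[2])/d[:,2])[:,None]
def cloud(c,dep):
    h,w=dep.shape;v,u=np.mgrid[:h,:w];o,d=ray(c,np.c_[u.ravel(),v.ravel()])
    return (o+d*dep.ravel()[:,None]).reshape(h,w,3)
def snap(n,tag):
    st=manip.get_state();im,d=manip.get_image(n)
    cv2.imwrite(f"pics/{n}_{tag}.png",im[:,:,::-1])
    np.savez(f"pics/{n}_{tag}.npz",im=im,d=d,position=st["position"],ee_rot=st["ee_rot"])
    return im,d,cam(n,st),st
def load(n,tag):
    f=np.load(f"pics/{n}_{tag}.npz");st=dict(position=f["position"],ee_rot=f["ee_rot"]);return f["im"],f["d"],cam(n,st),st
def toolR(st):
    q=st["ee_rot"];return Ro.from_quat([q[1],q[2],q[3],q[0]]).as_matrix()
E
python3 - <<'E'
from h import *
st=manip.get_state();print(toolR(st).round(4))
f=np.load("pics/top0.npz");c=cam("top");P=cloud(c,f["d"])
for uv in [(300,60),(240,300),(170,150),(270,215),(180,177),(327,160),(355,210),(193,150),(260,188)]:
    print(uv,P[uv[1],uv[0]].round(4), P[uv[1]-2:uv[1]+3,uv[0]-2:uv[0]+3,2].std().round(4))
E
```

```text
[[-6.000e-04  2.781e-01  9.606e-01]
 [-1.300e-03  9.606e-01 -2.781e-01]
 [-1.000e+00 -1.500e-03 -2.000e-04]]
(300, 60) [ 0.8978 -0.175  -0.0021] 0.003
(240, 300) [ 0.1827 -0.0105  0.009 ] 0.2654
(170, 150) [0.5994 0.1943 0.0652] 0.0181
(270, 215) [ 0.424  -0.0905  0.0372] 0.0118
(180, 177) [0.5228 0.1623 0.0684] 0.006
(327, 160) [ 0.5847 -0.251   0.033 ] 0.0018
(355, 210) [ 0.4431 -0.3317  0.0298] 0.0022
(193, 150) [0.5957 0.1256 0.0891] 0.0262
(260, 188) [ 0.4997 -0.0609  0.0381] 0.0094
```

```bash
python3 - <<'E'
from h import *
f=np.load("pics/top0.npz");im=f["im"];c=cam("top")
z=np.array([(318,150),(737,175),(716,483),(291,453)])/3.4+[70,90]
# base mask edges -> brightness threshold
g=cv2.cvtColor(im,cv2.COLOR_RGB2GRAY)
m=((g>115)*255).astype(np.uint8);m[:125]=0;m[:, :148]=0;m[240:]=0;m[:,292:]=0
m=cv2.morphologyEx(m,cv2.MORPH_CLOSE,np.ones((9,9)))
cs,_=cv2.findContours(m,0,2);k=max(cs,key=cv2.contourArea)
h=cv2.convexHull(k);r=cv2.approxPolyDP(h,4,True)[:,0];print(r,z.round(1))
q=cv2.cornerSubPix(g,z.astype(np.float32),(4,4),(-1,-1),(3,50,.01));print(q)
for a in (z,q):
    W=toz(c,a,.012);print(W.round(4));print([np.linalg.norm(W[i]-W[(i+1)%4]).round(4) for i in range(4)],
     [np.degrees(np.arctan2(*(W[(i+1)%4]-W[i])[[1,0]])).round(2) for i in range(4)],W.mean(0))
f=np.load("pics/scene0.npz");im2=f["im"];g2=cv2.cvtColor(im2,cv2.COLOR_RGB2GRAY)
z3=np.array([(82,325),(225,522),(508,340)])/3.6+[200,100]
print(toz(cam("scene"),z3,.012).round(4))
E
```

```text
[[283 131]
 [291 147]
 [288 236]
 [164 239]
 [150 233]
 [149 125]
 [254 125]] [[163.5 134.1]
 [286.8 141.5]
 [280.6 232.1]
 [155.6 223.2]]
[[163.67201 134.63048]
 [286.7647  141.47058]
 [279.41486 231.17442]
 [155.46516 221.51549]]
[[ 0.6572  0.2262  0.012 ]
 [ 0.641  -0.1364  0.012 ]
 [ 0.3773 -0.1221  0.012 ]
 [ 0.3947  0.238   0.012 ]]
[np.float64(0.363), np.float64(0.264), np.float64(0.3605), np.float64(0.2627)] [np.float64(-92.56), np.float64(176.89), np.float64(87.23), np.float64(-2.57)] [0.51755179 0.05145097 0.012     ]
[[ 0.6556  0.2257  0.012 ]
 [ 0.641  -0.1364  0.012 ]
 [ 0.3798 -0.1187  0.012 ]
 [ 0.3997  0.2386  0.012 ]]
[np.float64(0.3624), np.float64(0.2618), np.float64(0.3578), np.float64(0.2563)] [np.float64(-92.32), np.float64(176.12), np.float64(86.81), np.float64(-2.87)] [0.51901714 0.05231387 0.012     ]
[[ 0.3815 -0.1176  0.012 ]
 [ 0.6463 -0.1313  0.012 ]
 [ 0.6598  0.2264  0.012 ]]
```

```bash
python3 - <<'E'
from h import *
c=cam("top");s=cam("scene")
Z=lambda a:np.array(a)/3.4+[70,90]
S=lambda a:np.array(a)/3.6+[200,100]
print("stud",toz(c,[Z((365,294))],.066).round(4), toz(s,[S((390,252))],.066).round(4))
print("ring",toz(c,[Z((183,492))],.05).round(4),toz(s,[S((392,92))],.05).round(4))
print("tail",toz(c,[Z((80,328))],.047).round(4),toz(s,[S((538,133))],.047).round(4))
print("cam axis",toz(c,[Z((642,316))],.0625).round(4),"post top",toz(c,[Z((733,293))],.1085).round(4),toz(s,[S((158,385))],.1085).round(4))
print("dot",toz(c,[Z((652,356))],.05))
# base center
st=manip.get_state();R=toolR(st)
ce=np.array([.5176,.0514]);y=np.array([.047,.9989]);
print("tube",toz(c,[(327,160),(372,158)],.03),toz(c,[(355,210),(420,235)],.03))
E
```

```text
stud [[0.5244 0.1702 0.066 ]] [[0.5271 0.1706 0.066 ]]
ring [[0.3589 0.3188 0.05  ]] [[0.3565 0.3231 0.05  ]]
tail [[0.494  0.4153 0.047 ]] [[0.4958 0.4169 0.047 ]]
cam axis [[ 0.511  -0.0574  0.0625]] post top [[ 0.5248 -0.1289  0.1085]] [[ 0.5305 -0.124   0.1085]]
dot [[ 0.47956824 -0.06617958  0.05      ]]
tube [[ 0.585221   -0.25146536  0.03      ]
 [ 0.59388016 -0.38173498  0.03      ]] [[ 0.44307463 -0.33168988  0.03      ]
 [ 0.37493694 -0.51892712  0.03      ]]
```

```bash
python3 - <<'E'
from h import *
f=np.load("pics/top0.npz");c=cam("top");P=cloud(c,f["d"])
g=np.load("pics/scene0.npz");Q=cloud(cam("scene"),g["d"])
for A,n in((P,"top"),(Q,"scene")):
    A=A.reshape(-1,3);m=(A[:,1]>.3)&(A[:,0]>.0)&(A[:,0]<1)&(A[:,2]>.06)&(A[:,1]<.8);B=A[m]
    H,xe,ye=np.histogram2d(B[:,0],B[:,1],bins=[np.arange(0,1,.05),np.arange(.3,.8,.05)])
    mz=np.zeros_like(H)
    for x,y,z in B:
        i=int(x/.05);j=int((y-.3)/.05)
        if i<mz.shape[0] and j<mz.shape[1]: mz[i,j]=max(mz[i,j],z)
    print(n,"rows x0..,cols y .3..");print((mz*100).round().astype(int))
E
```

```text
top rows x0..,cols y .3..
[[ 0  0  0  0  0  7  7  0  0]
 [ 0  0  0  0  0  7  7  0  0]
 [66 62  0 35 35  7  7  0  0]
 [ 0  0  0 35 35  7 18  0  0]
 [ 0  0  0  0  0 21 19  0  0]
 [ 0  0  0  0  0 22  0  0  0]
 [ 0  0  0  0  0 23  0  0  0]
 [ 0  0  0  0  0 23  0  0  0]
 [ 0  0  0  0  0 23 22  0  0]
 [ 0  0  0  0 22 23 22  0  0]
 [ 0  0  0  0 12 22 22  9  0]
 [ 0  0  0  0 12 13 12  0  0]
 [ 0  0  0 11 12 12 16 16  0]
 [ 0  0  0  0  0 16 16 16  0]
 [ 0  0  0  0  0 16 17 17  0]
 [ 0  0  0  0  0 17 17 16  0]
 [ 9  9  9  9  8  0 15  0  0]
 [ 9  9  9  9  9  0  0  0  0]
 [ 0  0  0  0  0  0  0  0  0]]
scene rows x0..,cols y .3..
[[ 0  0  0  0  0  7  6  0  0]
 [ 0  0  0  0  0  7  7  0  0]
 [ 0  0  0 35 41  7  7  0  0]
 [ 0  0  0 35 43 43 35 22 22]
 [ 0  0  0  0 40 40 23 27 22]
 [ 0  0  0  0  0 22 23 27 22]
 [ 0  0  0  0  0 22 27 27 22]
 [ 0  0  0  0  0 22 27 27 22]
 [ 0  0  0  0  0 22 27 27 22]
 [ 0  0  0  0 22 23 27 22 22]
 [ 0  0  0  0 18 22 23 23 22]
 [ 0  0  0  0 12 12 11  0  0]
 [ 0  0  0 11 11 12 15 15  0]
 [ 0  0  0  0  0 15 16 16 16]
 [ 0  0  0  0 14 15 16 16 16]
 [ 0  0  0  0  0 16 16 16 15]
 [ 9  8  8  8  9  0 15  0  0]
 [ 9  9  9  9  8  0  0  0  0]
 [ 0  0  0  0  0  0  0  0  0]]
```

play_rows(plan=[[[0,-0.04,0,0,0],[0,-0.07,-0.04,0.02,0],[0,-0.07,-0.08,0.05,8],[0,-0.07,-0.11,0.09,16],[0,-0.07,-0.11,0.13,24],[0,-0.07,-0.1,0.17,32],[0,-0.07,-0.09,0.21,40],[0,-0.06,-0.085,0.25,48],[0,-0.05,-0.08,0.29,56],[0,-0.03,-0.076,0.329,64],[0,-0.02,-0.0755,0.329,72],[0,-0.02,-0.0755,0.329,80]]])

```text
clock: 1.35
position: [0.4552, 0.3867, 0.2476]
ee_rot: [-0.47, -0.526, -0.47, 0.53]
contact_force: [-1.1, -0.2, 0.5]
width: 0.0853
```

play_rows(plan=[[[0,0,0,0,8],[0,0,0,0,16],[0,0,0,0,24],[0,0,0,0,32],[0,0,0,0,40],[0,0,0,0,49],[0,0,0,0,49],[0,0,0,0,49]]])

```text
clock: 2.15
position: [0.455, 0.3866, 0.2473]
ee_rot: [-0.211, -0.673, -0.209, 0.678]
contact_force: [0.2, -0.1, 0.1]
width: 0.085
```

```bash
python3 - <<'E'
from h import *
im,d,c,st=snap("wrist","sp1");print(st["clock"],st["position"],toolR(st).round(3),st["qpos"].round(2))
E
```

```text
2.15 [0.45503192 0.38659052 0.24728583] [[-0.006  0.567 -0.823]
 [-0.005 -0.824 -0.567]
 [-1.     0.001  0.007]] [ 0.59  0.31  1.42 -0.    1.42  1.56]
```

View pics/wrist_sp1.png

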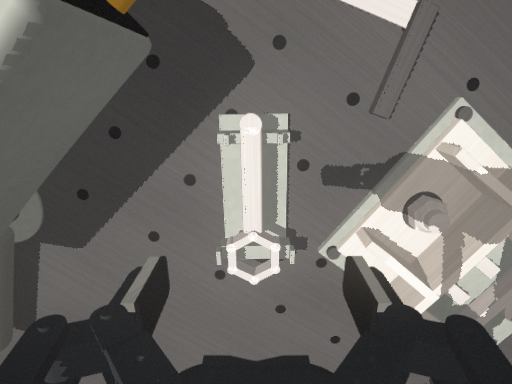

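```bash
python3 - <<'E'
from h import *
im,d,c,st=load("wrist","sp1")
cv2.imwrite("pics/z5.png",cv2.resize(im[90:300,200:310][:,:,::-1],None,fx=3,fy=2.8,interpolation=cv2.INTER_CUBIC))
cv2.imwrite("pics/z6.png",cv2.resize(im[90:330,310:512][:,:,::-1],None,fx=3,fy=2.5,interpolation=cv2.INTER_CUBIC))
R=toolR(st)
g=cv2.cvtColor(im,cv2.COLOR_RGB2GRAY)
m=((g>225)*255).astype(np.uint8)
m[:, :215]=0;m[:,300:]=0;m[:100]=0;m[290:]=0
cs,_=cv2.findContours(m,cv2.RETR_CCOMP,cv2.CHAIN_APPROX_NONE)
for k in cs:
    if cv2.contourArea(k)>60: print(cv2.contourArea(k),cv2.boundingRect(k),cv2.minEnclosingCircle(k))
print("tail",toz(c,[(251,124)],.047),"ring",toz(c,[(254,258)],.05),"nut",toz(c,[(428,212)],.066))
E
```

```text
1882.0 (227, 232, 53, 52) ((253.0, 257.5555419921875), 28.87295150756836)
1005.5 (234, 240, 38, 37) ((252.93243408203125, 258.0), 20.185169219970703)
1997.0 (240, 114, 21, 119) ((249.0, 173.0), 59.135536193847656)
tail [[0.49024537 0.41543476 0.047     ]] ring [[0.35640718 0.31955301 0.05      ]] nut [[0.52660319 0.19373373 0.066     ]]
```

View pics/z5.png

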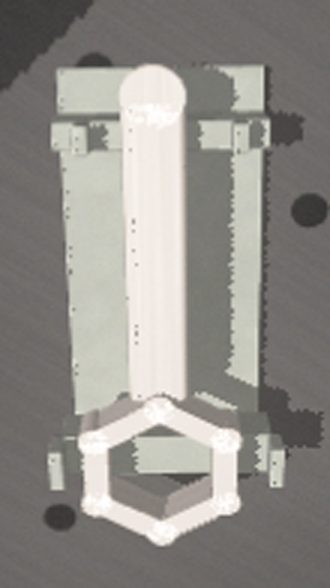

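View pics/z6.png

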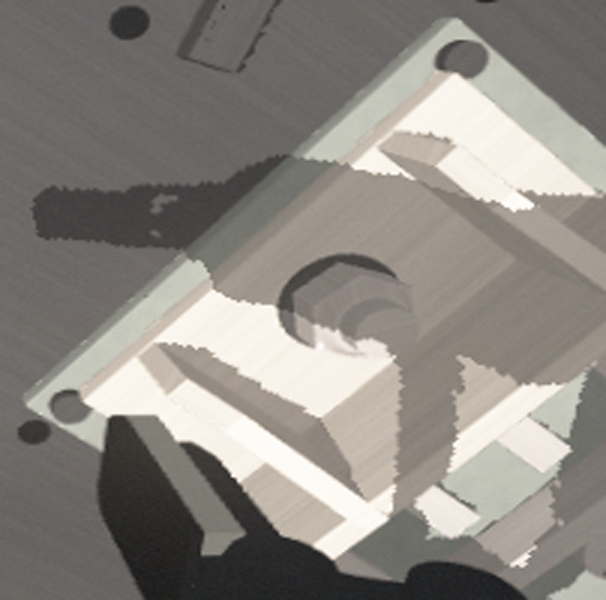

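play_rows(plan=[[[0,0.05,-0.003,-0.001,-1],[0,0.1,-0.003,-0.001,-1],[0,0.14,-0.003,-0.001,-1],[0,0.18,-0.003,-0.001,-1],[0,0.205,-0.003,-0.001,-1],[0,0.22,-0.003,-0.001,-1],[0,0.227,-0.003,-0.001,-1],[0,0.227,-0.003,-0.001,-1]]])

```text
clock: 3.0
position: [0.4525, 0.3883, 0.0195]
ee_rot: [-0.217, -0.67, -0.215, 0.676]
contact_force: [0.6, -0.2, 0.9]
width: 0.0853
```

```bash
python3 - <<'E'
from h import *
im,d,c,st=snap("wrist","sp2");print(st["clock"],st["position"],toolR(st).round(3),st["contact_force"])
E
```

```text
3.0 [0.45253394 0.38830432 0.01953992] [[-0.007  0.582 -0.813]
 [-0.006 -0.813 -0.582]
 [-1.     0.     0.009]] [ 0.61736796 -0.15367272  0.92227277]
```

View pics/wrist_sp2.png

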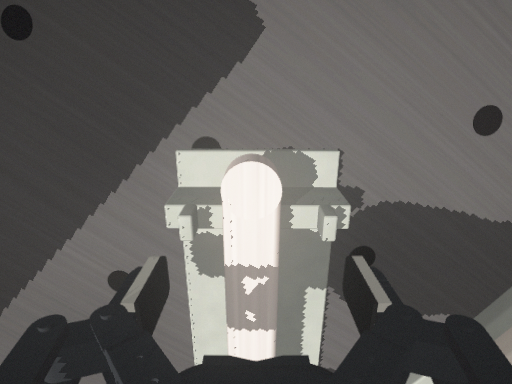

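play_rows(plan=[[[1,0,0,0,0],[1,0,0,0,0],[1,0,0,0,0],[1,0,0,0,0],[1,0,0,0,0],[1,0,0,0,0],[1,0,0,0,0],[1,0,0,0,0]]], grip_force=110)

```text
clock: 3.85
position: [0.4533, 0.3893, 0.0215]
ee_rot: [-0.217, -0.671, -0.215, 0.675]
contact_force: [-0.7, 0.7, 5.2]
width: 0.022
```

play_rows(plan=[[[1,-0.02,0,0,0],[1,-0.05,0,0,0],[1,-0.09,0,0,0],[1,-0.13,0,0,0],[1,-0.17,0.03,0.01,0],[1,-0.18,0.07,0.025,0],[1,-0.18,0.11,0.04,0],[1,-0.18,0.145,0.06,0],[1,-0.18,0.165,0.068,0],[1,-0.18,0.165,0.068,0],[1,-0.18,0.165,0.068,0]]])

```text
clock: 4.95
position: [0.4944, 0.2158, 0.2011]
ee_rot: [-0.216, -0.671, -0.215, 0.676]
contact_force: [0.2, 0.1, -3.8]
width: 0.022
```

```bash
python3 - <<'E'
from h import *
im,d,c,st=snap("wrist","n1");print(st["clock"],st["position"],toolR(st).round(3),st["contact_force"],st["width"])
snap("top","n1")
E
```

```text
4.95 [0.49444781 0.21577132 0.20108154] [[-0.006  0.58  -0.814]
 [-0.003 -0.814 -0.58 ]
 [-1.    -0.001  0.007]] [ 0.16340456  0.10585814 -3.80854306] 0.022018003407644073
```

View pics/wrist_n1.png

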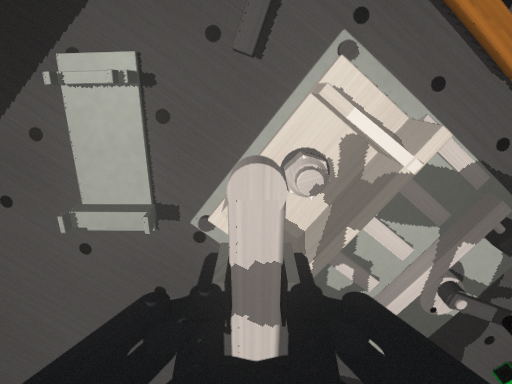

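View pics/top_n1.png

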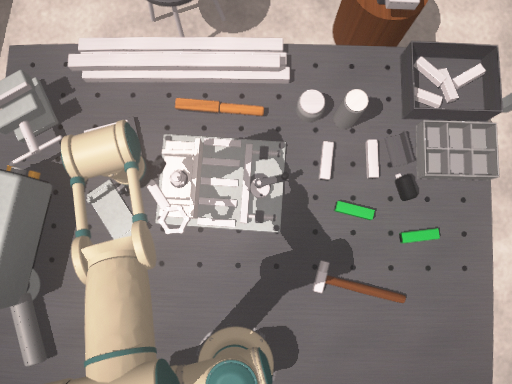

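```bash
python3 - <<'E'
from h import *
im,d,c,st=load("wrist","n1")
cv2.imwrite("pics/z7.png",cv2.resize(im[135:215,265:345][:,:,::-1],None,fx=7,fy=7,interpolation=cv2.INTER_CUBIC))
im,d,c,st=load("top","n1")
cv2.imwrite("pics/z8.png",cv2.resize(im[150:240,140:210][:,:,::-1],None,fx=7,fy=6.5,interpolation=cv2.INTER_CUBIC))
E
```

```text
(no output)
```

View pics/z7.png

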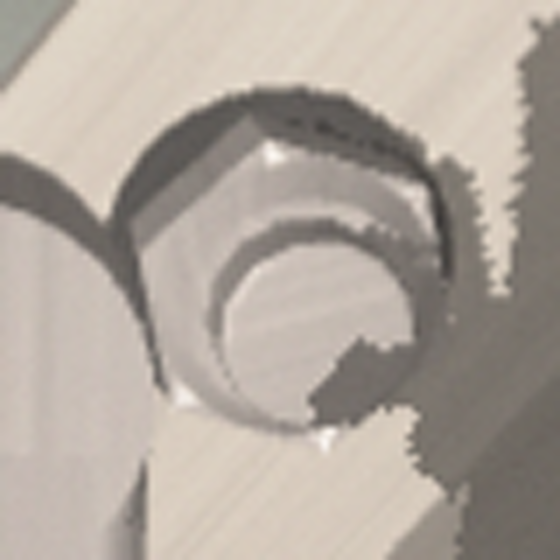

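View pics/z8.png

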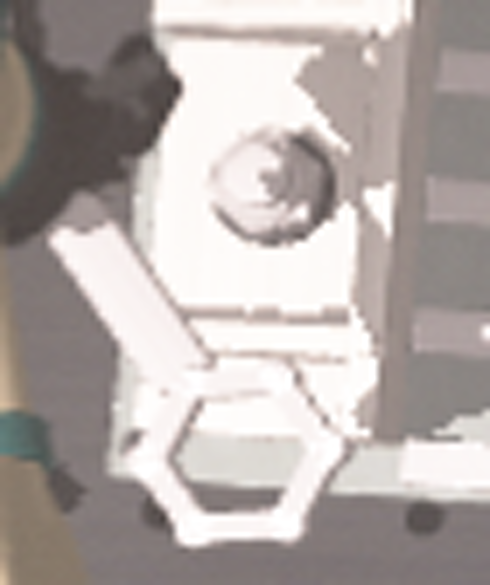

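```bash
python3 - <<'E'
from h import *
im,d,c,st=load("wrist","n1")
Z=lambda a:np.array(a)/7+[265,135]
sp=[(275,155),(420,190),(325,435),(185,395),(140,240)]
for z in(.048,.054):
    W=toz(c,[Z(a) for a in sp],z)[:,:2];ce=(W[0]+W[1]+W[2]+W[3])/4
    print(z,ce.round(4),[(np.linalg.norm(w-ce).round(4),(np.degrees(np.arctan2(*(w-ce)[::-1]))%60).round(1)) for w in W])
print("stud",toz(c,[Z((316,328))],.066))
# rest corners
im2=cv2.resize(im[40:245,30:170][:,:,::-1],None,fx=4,fy=2.9,interpolation=cv2.INTER_CUBIC);cv2.imwrite("pics/z9.png",im2)
# top: ring
im,d,ct,_=load("top","n1");stc=st
T=lambda a:np.array(a)/[7,6.5]+[140,150]
hx=[(150,462),(190,370),(295,375),(345,445),(300,530),(190,535)]
zr=.2011+.0085+.02
W=toz(ct,[T(a) for a in hx],zr);print("ringtop",W.mean(0),np.linalg.norm(W-W.mean(0),axis=1).round(4))
R=toolR(stc);print("tool frame",R.T@(W.mean(0)-stc["position"]))
print("stud from top",toz(ct,[T((270,185))],.066))
E
```

```text
0.048 [0.5243 0.1722] [(np.float64(0.0209), np.float64(48.5)), (np.float64(0.0221), np.float64(49.7)), (np.float64(0.0214), np.float64(48.1)), (np.float64(0.0217), np.float64(48.6)), (np.float64(0.0244), np.float64(46.0))]
0.054 [0.5251 0.1741] [(np.float64(0.0204), np.float64(48.5)), (np.float64(0.0217), np.float64(49.7)), (np.float64(0.021), np.float64(48.1)), (np.float64(0.0213), np.float64(48.6)), (np.float64(0.0239), np.float64(46.0))]
stud [[0.52449947 0.17336987 0.066     ]]
ringtop [0.3965971  0.14261459 0.2296    ] [0.0332 0.0365 0.0335 0.0348 0.0346 0.0357]
tool frame [-0.02770451  0.00275979  0.12233076]
stud from top [[0.51889363 0.16654492 0.066     ]]
```

View pics/z9.png

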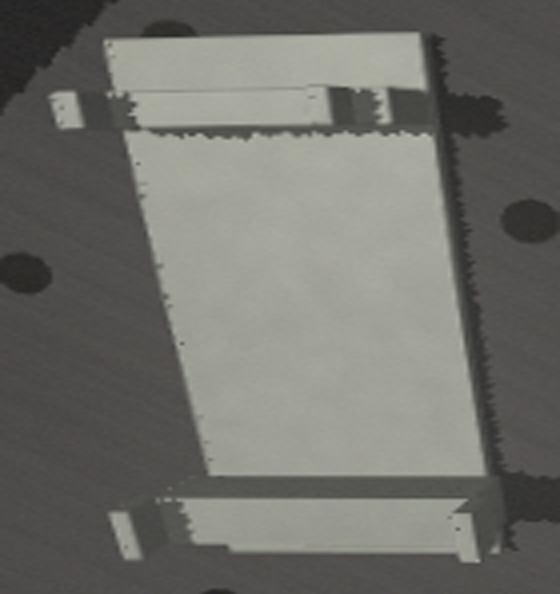

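play_rows(plan=[[[1,0,-0.01,-0.005,-8],[1,0,-0.02,-0.01,-16],[1,0,-0.03,-0.015,-24],[1,0,-0.04,-0.02,-32],[1,0,-0.05,-0.025,-40],[1,0,-0.062,-0.0345,-48],[1,0.02,-0.062,-0.0345,-56],[1,0.04,-0.062,-0.0345,-64],[1,0.06,-0.062,-0.0345,-73],[1,0.08,-0.062,-0.0345,-73],[1,0.1,-0.062,-0.0345,-73],[1,0.1,-0.062,-0.0345,-73]]])

```text
clock: 6.25
position: [0.4827, 0.2871, 0.098]
ee_rot: [0.572, 0.408, 0.577, -0.416]
contact_force: [-1.5, -0.3, -5.0]
width: 0.0219
```

```bash
python3 - <<'E'
from h import *
im,d,c,st=snap("top","n2");print(st["clock"],st["position"],toolR(st).round(3),st["contact_force"],st["moment"],st["width"])
i2,_,_,_=snap("scene","n2");
a=cv2.resize(im[120:240,120:220][:,:,::-1],None,fx=4,fy=5,interpolation=cv2.INTER_CUBIC)
b=cv2.resize(i2[120:220,250:350][:,:,::-1],(400,600),interpolation=cv2.INTER_CUBIC)
cv2.imwrite("pics/z10.png",np.hstack([a,b]))
E
```

```text
6.25 [0.48272237 0.2871264  0.09800159] [[-0.013  0.947  0.32 ]
 [-0.005  0.32  -0.947]
 [-1.    -0.014  0.001]] [-1.50569125 -0.29737763 -5.04113454] [ 0.23825411  0.11317725 -0.03291959] 0.021949743750983623
```

View pics/z10.png

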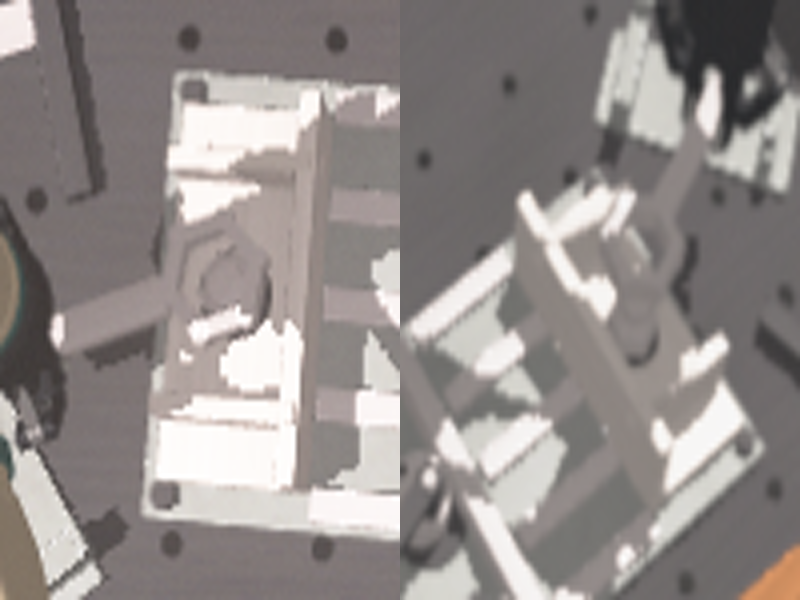

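play_rows(plan=[[[1,0,0.004,0.002,0],[1,0.01,0.004,0.002,0],[1,0.02,0.004,0.002,0],[1,0.03,0.004,0.002,0],[1,0.03,0.004,0.002,0],[1,0.03,0.004,0.002,0]]])

```text
clock: 6.95
position: [0.4892, 0.2869, 0.0703]
ee_rot: [0.573, 0.41, 0.576, -0.415]
contact_force: [-0.2, -0.2, -4.4]
width: 0.022
```

```bash
python3 - <<'E'
from h import *
im,d,c,st=snap("top","n3");R=toolR(st);print(st["clock"],st["position"],R.round(3),st["contact_force"],st["moment"],st["width"])
i2,_,cs,_=snap("scene","n3");
# predicted projections
ring=st["position"]+R@np.array([-.0085-.02,0,.119]);ringb=st["position"]+R@np.array([-.0085,0,.119])
print("ring pred",ring,ringb)
a=cv2.resize(im[140:210,140:210][:,:,::-1],None,fx=8,fy=8,interpolation=cv2.INTER_CUBIC)
th=np.radians(np.arange(0,360,60)+108.6)
for k,(cc,pts) in enumerate([((0,0,255),[ring+.0385*np.array([np.cos(t),np.sin(t),0]) for t in th]),((0,255,0),[np.array([.5246,.1735,.054])+.0214*np.array([np.cos(t),np.sin(t),0]) for t in th])]):
    for p in proj(c,pts): cv2.circle(a,tuple(int(v) for v in (p-140)*8+4),3,cc,-1)
cv2.imwrite("pics/z11.png",a)
E
```

```text
6.95 [0.48915131 0.28687771 0.07031386] [[-0.008  0.947  0.32 ]
 [-0.004  0.32  -0.947]
 [-1.    -0.009  0.001]] [-0.2364908  -0.16804532 -4.40717579] [ 0.22648355 -0.00602168 -0.06096884] 0.02204410818061706
ring pred [0.52744833 0.17423247 0.09890825] [0.52728585 0.17416067 0.07890904]
```

View pics/z11.png

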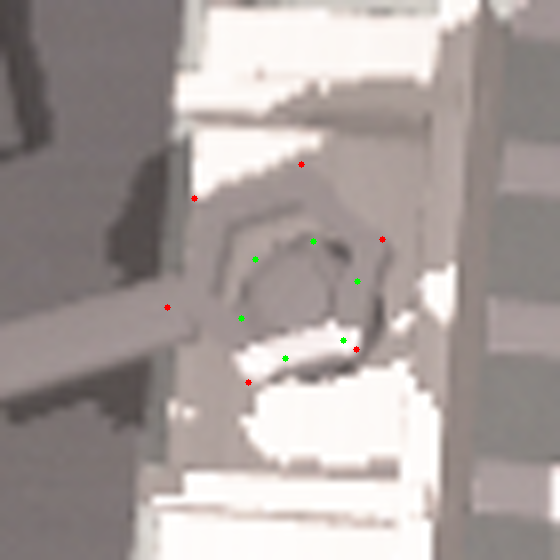

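```bash
python3 - <<'E'
from h import *
im,d,c,st=load("top","n3")
for n in [(.5246,.1735),(.5246,.1705),(.527,.1735)]:
    print(n,((proj(c,[[*n,.066],[*n,.054]])-140)*8+4).round(0))
im0=np.load("pics/top0.npz")["im"]
a=cv2.resize(im0[140:210,140:210][:,:,::-1],None,fx=8,fy=8,interpolation=cv2.INTER_CUBIC)
b=cv2.resize(im[140:210,140:210][:,:,::-1],None,fx=8,fy=8,interpolation=cv2.INTER_CUBIC)
b=cv2.createCLAHE(4,(4,4)).apply(cv2.cvtColor(b,cv2.COLOR_BGR2GRAY));b=cv2.cvtColor(b,cv2.COLOR_GRAY2BGR)
cv2.imwrite("pics/z12.png",np.hstack([a[100:480,140:480],b[100:480,140:480]]))
E
```

```text
(0.5246, 0.1735) [[293. 295.]
 [299. 300.]]
(0.5246, 0.1705) [[302. 295.]
 [308. 300.]]
(0.527, 0.1735) [[294. 288.]
 [300. 293.]]
```

View pics/z12.png

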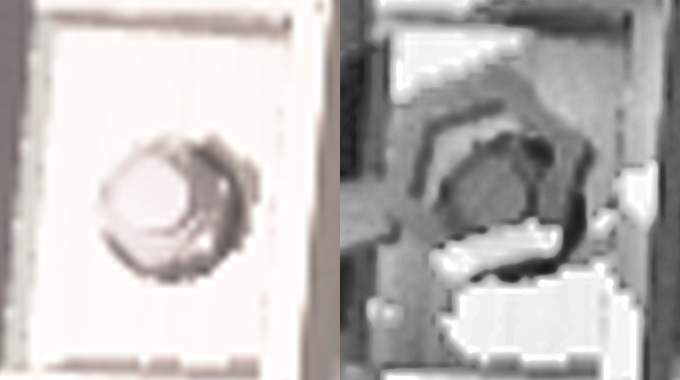

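play_rows(plan=[[[1,0,-0.002,0,0],[1,0.008,-0.002,0,0],[1,0.016,-0.002,0,0],[1,0.022,-0.002,0,0],[1,0.025,-0.002,0,0],[1,0.028,-0.002,0,0],[1,0.031,-0.002,0,0],[1,0.031,-0.002,0,0]]])

```text
clock: 7.85
position: [0.4876, 0.2868, 0.0401]
ee_rot: [0.573, 0.41, 0.576, -0.415]
contact_force: [-1.1, 1.5, -2.1]
width: 0.0219
```

play_rows(plan=[[[1,0.003,0,0,0],[1,0.006,0,0,0],[1,0.008,0,0,0],[1,0.008,0,0,0]]])

```text
clock: 8.25
position: [0.4876, 0.2874, 0.0332]
ee_rot: [0.573, 0.411, 0.576, -0.414]
contact_force: [-4.2, 2.4, 5.7]
width: 0.0222
```

play_rows(plan=[[[1,0.002,-0.001,-0.001,0],[1,0.005,-0.001,-0.001,0],[1,0.008,-0.001,-0.001,0],[1,0.011,-0.001,-0.001,0],[1,0.012,-0.001,-0.001,0],[1,0.012,-0.001,-0.001,0]]])

```text
clock: 8.85
position: [0.4861, 0.2878, 0.0206]
ee_rot: [0.573, 0.411, 0.576, -0.414]
contact_force: [-0.0, 0.3, -4.6]
width: 0.0217
```

```bash
python3 - <<'E'
from h import *
st=manip.get_state();R=toolR(st);print(st["clock"],st["position"],R.round(3),st["contact_force"],st["moment"],st["width"])
print(st["qpos"].round(3))
E
```

```text
8.85 [0.48608356 0.28781822 0.02063779] [[-0.007  0.948  0.319]
 [-0.002  0.319 -0.948]
 [-1.    -0.007 -0.   ]] [-0.01491166  0.33610826 -4.58347387] [0.2408879  0.0696744  0.00459978] 0.021748859388576704
[4.110e-01 4.580e-01 1.808e+00 1.000e-03 8.820e-01 8.500e-02]
```

play_rows(plan=[[[1,0,0.0052,0.0001,2.5],[1,0,0.0104,0.0005,5],[1,0,0.0207,0.0018,10],[1,0,0.0308,0.0041,15],[1,0,0.0407,0.0072,20],[1,0,0.0503,0.0111,25],[1,0,0.0595,0.0159,30],[1,0,0.0595,0.0159,30]]])

```text
clock: 9.65
position: [0.5475, 0.2915, 0.0199]
ee_rot: [-0.447, -0.544, -0.449, 0.55]
contact_force: [-1.6, -0.4, -3.5]
width: 0.0219
```

```bash
python3 - <<'E'
from h import *
st=manip.get_state();R=toolR(st);print(st["clock"],st["position"],R.round(3),st["contact_force"],st["moment"],st["width"])
print(np.degrees(np.arctan2(-R[1,2],-R[0,2])), (st["position"]+R@[0,0,.119]).round(4))
im,d,c,_=snap("top","n4")
a=cv2.resize(im[140:210,130:210][:,:,::-1],None,fx=8,fy=8,interpolation=cv2.INTER_CUBIC);cv2.imwrite("pics/z13.png",a)
E
```

```text
9.65 [0.54750524 0.29152092 0.01989776] [[-0.008  0.98  -0.198]
 [-0.002 -0.198 -0.98 ]
 [-1.    -0.008  0.004]] [-1.60569441 -0.42541561 -3.54657435] [ 0.17904366  0.07900681 -0.09354094] 0.021920473909645525
78.58913763329434 [0.524  0.1749 0.0204]
```

View pics/z13.png

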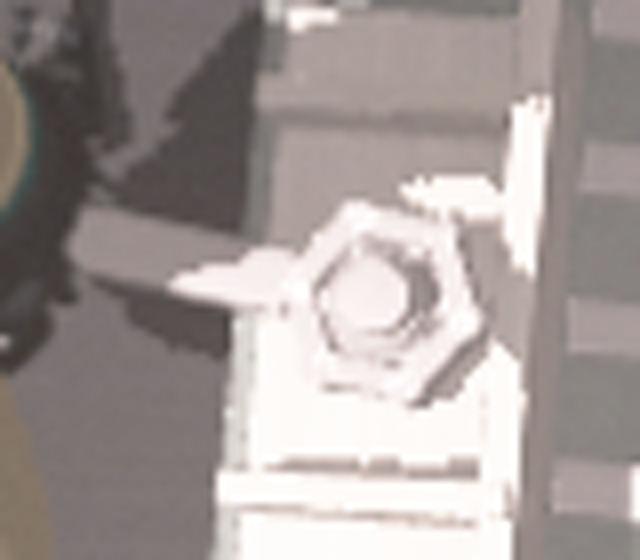

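play_rows(plan=[[[1,0,0.0104,0.0005,5],[1,0,0.0207,0.0018,10],[1,0,0.0308,0.0041,15],[1,0,0.0407,0.0072,20],[1,0,0.0503,0.0111,25],[1,0,0.0576,0.0149,29],[1,0,0.0576,0.0149,29]]])

```text
clock: 10.4
position: [0.6009, 0.2654, 0.0197]
ee_rot: [-0.297, -0.639, -0.298, 0.644]
contact_force: [-0.3, -0.5, -2.0]
width: 0.0218
```

```bash
cat > s.py <<'E'
from h import *
st=manip.get_state();R=toolR(st);print(st["clock"],st["position"].round(4),R.round(3).tolist(),st["contact_force"].round(1),st["moment"].round(2),st["width"].round(4))
print(np.degrees(np.arctan2(-R[1,2],-R[0,2])).round(2), (st["position"]+R@[0,0,.119]).round(4),st["qpos"].round(3))
E
python3 s.py
```

```text
Traceback (most recent call last):
  File "s.py", line 2, in <module>
    st=manip.get_state();R=toolR(st);print(st["clock"],st["position"].round(4),R.round(3).tolist(),st["contact_force"].round(1),st["moment"].round(2),st["width"].round(4))
                                                                                                                                                      ^^^^^^^^^^^^^^^^^
AttributeError: 'float' object has no attribute 'round'
```

```bash
sed -i 's/st\["width"\].round(4)/round(st["width"],4)/' s.py; python3 s.py
```

```text
10.4 [0.6009 0.2654 0.0197] [[-0.008, 0.763, -0.646], [-0.002, -0.646, -0.763], [-1.0, -0.005, 0.007]] [-0.3 -0.5 -2. ] [0.14 0.1  0.15] 0.0218
49.74 [0.524  0.1746 0.0204] [0.31  0.568 1.589 0.    0.992 1.012]
```

play_rows(plan=[[[1,0,-0.0073,0.0002,-3.5],[1,-0.02,-0.0073,0.0002,-3.5],[1,-0.04,-0.0073,0.0002,-3.5],[1,-0.05,-0.0073,0.0002,-3.5],[1,-0.05,-0.0237,0.0024,-11.5],[1,-0.05,-0.0397,0.0068,-19.5],[1,-0.05,-0.0549,0.0134,-27.5],[1,-0.05,-0.0691,0.0221,-35.5],[1,-0.05,-0.0819,0.0327,-43.5],[1,-0.05,-0.0931,0.0449,-51.5],[1,-0.05,-0.1025,0.0586,-59.5],[1,-0.05,-0.1065,0.0659,-63.5]]])

```text
clock: 11.6
position: [0.475, 0.2836, 0.0702]
ee_rot: [0.589, 0.385, 0.594, -0.39]
contact_force: [-0.4, 0.6, -4.8]
width: 0.0217
```

play_rows(plan=[[[1,0,0,0,0],[1,0,0,0,0]]])

```text
clock: 11.8
position: [0.4749, 0.2837, 0.0702]
ee_rot: [0.589, 0.385, 0.594, -0.39]
contact_force: [0.3, 1.1, -4.7]
width: 0.022
```

```bash
python3 s.py;python3 - <<'E'
from h import *
im,d,c,_=snap("top","n5")
a=cv2.resize(im[140:210,130:210][:,:,::-1],None,fx=8,fy=8,interpolation=cv2.INTER_CUBIC);cv2.imwrite("pics/z14.png",a)
E
```

```text
11.8 [0.4749 0.2837 0.0702] [[-0.009, 0.917, 0.399], [-0.002, 0.399, -0.917], [-1.0, -0.009, -0.001]] [ 0.3  1.1 -4.7] [ 0.18  0.03 -0.01] 0.022
113.54 [0.5224 0.1747 0.07  ] [ 0.412  0.386  1.778  0.002  0.987 -0.   ]
```

View pics/z14.png

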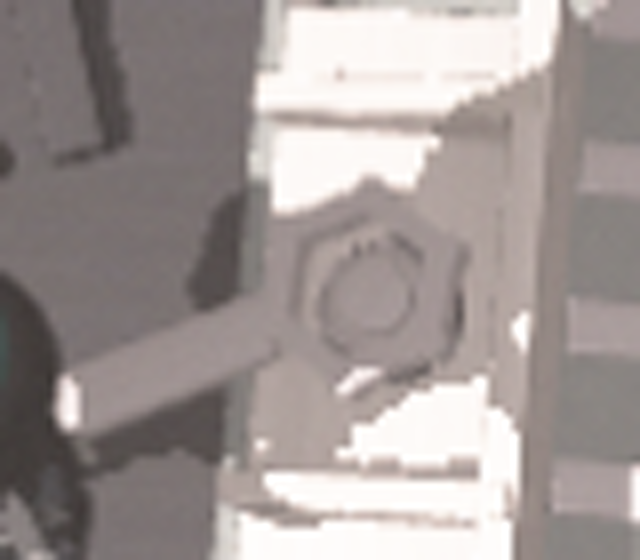

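play_rows(plan=[[[1,0.008,0.002,0.001,0],[1,0.02,0.002,0.001,0],[1,0.025,0.002,0.001,0],[1,0.029,0.002,0.001,0],[1,0.033,0.002,0.001,0],[1,0.037,0.002,0.001,0],[1,0.037,0.002,0.001,0]]])

```text
clock: 12.55
position: [0.4775, 0.2839, 0.0339]
ee_rot: [0.589, 0.385, 0.593, -0.39]
contact_force: [-3.1, 0.5, 5.4]
width: 0.0223
```

play_rows(plan=[[[1,0.003,-0.001,0,0],[1,0.006,-0.001,0,0],[1,0.009,-0.001,0,0],[1,0.012,-0.001,0,0],[1,0.0135,-0.001,0,0],[1,0.0135,-0.001,0,0]]])

```text
clock: 13.15
position: [0.477, 0.2839, 0.0219]
ee_rot: [0.59, 0.386, 0.593, -0.389]
contact_force: [-2.8, 2.5, 6.4]
width: 0.0223
```

```bash
python3 s.py
```

```text
13.15 [0.477  0.2839 0.0219] [[-0.006, 0.917, 0.399], [-0.001, 0.399, -0.917], [-1.0, -0.006, -0.001]] [-2.8  2.5  6.4] [-0.6   0.22 -0.21] 0.0223
113.54 [0.5246 0.1748 0.0218] [ 4.11e-01  4.45e-01  1.83e+00  2.00e-03  8.73e-01 -1.00e-03]
```

play_rows(plan=[[[1,0.001,0.0083,0.0003,4],[1,0.001,0.0186,0.0015,9],[1,0.001,0.0288,0.0035,14],[1,0.001,0.0387,0.0065,19],[1,0.001,0.0484,0.0103,24],[1,0.001,0.0577,0.0149,29],[1,0.001,0.0665,0.0203,34],[1,0.001,0.0749,0.0265,39],[1,0.001,0.0827,0.0334,44],[1,0.001,0.0898,0.0409,49],[1,0.001,0.0963,0.0491,54],[1,0.001,0.1031,0.0595,60]]])

```text
clock: 14.35
position: [0.5959, 0.2706, 0.02]
ee_rot: [-0.317, -0.63, -0.318, 0.634]
contact_force: [-0.9, -1.7, -4.4]
width: 0.0221
```

```bash
python3 s.py
```

```text
14.35 [0.5959 0.2706 0.02  ] [[-0.006, 0.802, -0.597], [-0.001, -0.597, -0.802], [-1.0, -0.004, 0.004]] [-0.9 -1.7 -4.4] [ 0.09 -0.04  0.  ] 0.0221
53.34 [0.5248 0.1751 0.0205] [3.200e-01 5.640e-01 1.597e+00 1.000e-03 9.860e-01 9.590e-01]
```

play_rows(plan=[[[1,0,0.0083,0.0003,4],[1,0,0.0083,0.0003,4],[1,0,0.001,0,0.5],[1,-0.02,0.001,0,0.5],[1,-0.04,0.001,0,0.5],[1,-0.05,0.001,0,0.5],[1,-0.05,-0.0155,0.001,-7.5],[1,-0.05,-0.0319,0.0044,-15.5],[1,-0.05,-0.0475,0.0099,-23.5],[1,-0.05,-0.0622,0.0175,-31.5],[1,-0.05,-0.0757,0.0272,-39.5],[1,-0.05,-0.0878,0.0387,-47.5]]])

```text
clock: 15.55
position: [0.5016, 0.2924, 0.0702]
ee_rot: [0.545, 0.447, 0.548, -0.45]
contact_force: [-0.2, -0.1, -4.9]
width: 0.022
```

```bash
python3 s.py
```

```text
15.55 [0.5016 0.2924 0.0702] [[-0.006, 0.981, 0.196], [-0.001, 0.196, -0.981], [-1.0, -0.006, 0.0]] [-0.2 -0.1 -4.9] [0.21 0.02 0.06] 0.022
101.28 [0.5249 0.1757 0.0702] [4.070e-01 4.190e-01 1.720e+00 1.000e-03 1.008e+00 2.100e-01]
```

play_rows(plan=[[[1,0,-0.0248,0.0032,-6],[1,0,-0.0248,0.0032,-11.7],[1,0,-0.0248,0.0032,-11.7],[1,0.012,-0.0248,0.0032,-11.7],[1,0.022,-0.0248,0.0032,-11.7],[1,0.028,-0.0248,0.0032,-11.7],[1,0.032,-0.0248,0.0032,-11.7],[1,0.036,-0.0248,0.0032,-11.7],[1,0.036,-0.0248,0.0032,-11.7]]])

```text
clock: 16.45
position: [0.4775, 0.2842, 0.0336]
ee_rot: [0.588, 0.389, 0.591, -0.392]
contact_force: [-0.3, -0.3, -4.8]
width: 0.022
```

```bash
python3 s.py
```

```text
16.45 [0.4775 0.2842 0.0336] [[-0.007, 0.921, 0.39], [-0.002, 0.39, -0.921], [-1.0, -0.007, -0.001]] [-0.3 -0.3 -4.8] [ 0.19  0.14 -0.04] 0.022
112.97 [0.524  0.1746 0.0335] [4.110e-01 4.310e-01 1.816e+00 1.000e-03 9.010e-01 9.000e-03]
```

Perfect fit with no contact. Descend the rest and stroke.

play_rows(plan=[[[1,0.006,0,0,0],[1,0.012,0,0,0],[1,0.013,0.0083,0.0003,4],[1,0.013,0.0186,0.0015,9],[1,0.013,0.0288,0.0035,14],[1,0.013,0.0387,0.0065,19],[1,0.013,0.0484,0.0103,24],[1,0.013,0.0577,0.0149,29],[1,0.013,0.0665,0.0203,34],[1,0.013,0.0749,0.0265,39],[1,0.013,0.0827,0.0334,44],[1,0.013,0.0898,0.0409,49]]])

```text
clock: 17.65
position: [0.5767, 0.2826, 0.0208]
ee_rot: [-0.373, -0.599, -0.374, 0.602]
contact_force: [0.8, 0.9, -3.4]
width: 0.0221
```

```bash
python3 s.py
```

```text
17.65 [0.5767 0.2826 0.0208] [[-0.005, 0.897, -0.442], [-0.0, -0.442, -0.897], [-1.0, -0.005, 0.002]] [ 0.8  0.9 -3.4] [ 0.14 -0.07 -0.02] 0.0221
63.76 [0.5241 0.1759 0.0211] [0.346 0.548 1.627 0.002 0.971 0.803]
```

play_rows(plan=[[[1,0,0.0108,0.0014,5],[1,0,0.0211,0.0027,10],[1,0,0.0302,0.0047,14.5],[1,0,0.0302,0.0047,14.5]]])

```text
clock: 18.05
position: [0.6026, 0.265, 0.0202]
ee_rot: [-0.293, -0.642, -0.295, 0.644]
contact_force: [-0.2, 1.3, -4.4]
width: 0.0223
```

```bash
python3 s.py
```

```text
18.05 [0.6026 0.265  0.0202] [[-0.005, 0.756, -0.654], [0.001, -0.654, -0.756], [-1.0, -0.004, 0.002]] [-0.2  1.3 -4.4] [ 0.41 -0.22 -0.11] 0.0223
49.15 [0.5247 0.175  0.0205] [0.307 0.567 1.589 0.003 0.989 1.019]
```

play_rows(plan=[[[1,0,-0.0073,0.0002,-3.5],[1,-0.02,-0.0073,0.0002,-3.5],[1,-0.04,-0.0073,0.0002,-3.5],[1,-0.05,-0.0073,0.0002,-3.5],[1,-0.05,-0.0237,0.0024,-11.5],[1,-0.05,-0.0397,0.0068,-19.5],[1,-0.05,-0.0549,0.0134,-27.5],[1,-0.05,-0.0691,0.0221,-35.5],[1,-0.05,-0.0819,0.0327,-43.5],[1,-0.05,-0.0931,0.0449,-51.5],[1,-0.05,-0.1025,0.0586,-59.5],[1,-0.05,-0.1069,0.0667,-63.8]]])

```text
clock: 19.25
position: [0.4756, 0.284, 0.0703]
ee_rot: [0.588, 0.387, 0.593, -0.39]
contact_force: [0.6, 0.4, -5.4]
width: 0.0221
```

play_rows(plan=[[[1,0,0,0,0]]])

```text
clock: 19.35
position: [0.4735, 0.2834, 0.07]
ee_rot: [0.588, 0.386, 0.594, -0.39]
contact_force: [-0.7, 1.4, -4.6]
width: 0.0221
```

```bash
python3 s.py
```

```text
19.35 [0.4735 0.2834 0.07  ] [[-0.01, 0.918, 0.397], [-0.001, 0.397, -0.918], [-1.0, -0.009, -0.003]] [-0.7  1.4 -4.6] [0.19 0.06 0.04] 0.0221
113.38 [0.5207 0.1742 0.0696] [4.110e-01 3.840e-01 1.782e+00 4.000e-03 9.850e-01 1.000e-03]
```

play_rows(plan=[[[1,0,0.0037,0.001,0.4],[1,0,0.0037,0.001,0.4],[1,0.01,0.0037,0.001,0.4],[1,0.015,0.0037,0.001,0.4],[1,0.015,0.0037,0.001,0.4]]])

```text
clock: 19.85
position: [0.4762, 0.2834, 0.0534]
ee_rot: [0.586, 0.387, 0.593, -0.394]
contact_force: [-0.3, 0.8, -3.8]
width: 0.0217
```

```bash
python3 s.py
```

```text
19.85 [0.4762 0.2834 0.0534] [[-0.013, 0.921, 0.39], [-0.002, 0.39, -0.921], [-1.0, -0.013, -0.003]] [-0.3  0.8 -3.8] [ 0.22  0.11 -0.01] 0.0217
112.96 [0.5227 0.1739 0.053 ] [0.409 0.408 1.793 0.004 0.953 0.006]
```

play_rows(plan=[[[1,0,0.002,0,0],[1,0.004,0.002,0,0],[1,0.008,0.002,0,0],[1,0.012,0.002,0,0],[1,0.016,0.002,0,0],[1,0.02,0.002,0,0],[1,0.02,0.002,0,0]]])

```text
clock: 20.55
position: [0.4773, 0.284, 0.0327]
ee_rot: [0.586, 0.387, 0.593, -0.394]
contact_force: [0.0, -0.0, -5.2]
width: 0.0218
```

```bash
python3 s.py
```

```text
20.55 [0.4773 0.284  0.0327] [[-0.014, 0.921, 0.39], [-0.003, 0.39, -0.921], [-1.0, -0.014, -0.003]] [ 0.  -0.  -5.2] [ 0.16  0.09 -0.02] 0.0218
112.96 [0.5237 0.1744 0.0323] [0.409 0.435 1.812 0.004 0.908 0.006]
```

play_rows(plan=[[[1,0.006,0,0,0],[1,0.0125,0,0,0],[1,0.0125,0.0083,0.0003,4],[1,0.0125,0.0145,0.0009,7],[1,0.0125,0.0207,0.0018,10],[1,0.0125,0.0207,0.0018,10]]])

```text
clock: 21.15
position: [0.4973, 0.2906, 0.0203]
ee_rot: [0.55, 0.437, 0.556, -0.444]
contact_force: [-1.7, 0.6, 2.3]
width: 0.0221
```

```bash
python3 s.py
```

```text
21.15 [0.4973 0.2906 0.0203] [[-0.013, 0.975, 0.224], [-0.002, 0.224, -0.975], [-1.0, -0.014, -0.001]] [-1.7  0.6  2.3] [-0.34  0.22 -0.18] 0.0221
102.94 [0.524  0.1747 0.0202] [0.406 0.474 1.778 0.004 0.902 0.178]
```

Not stalled; continue in small steps.

play_rows(plan=[[[1,0,0.0062,0.0002,3],[1,0,0.0124,0.0006,6],[1,0,0.0186,0.0015,9],[1,0,0.0247,0.0026,12],[1,0,0.0247,0.0026,12]]])

```text
clock: 21.65
position: [0.5224, 0.2939, 0.0202]
ee_rot: [0.501, 0.492, 0.507, -0.499]
contact_force: [-1.4, 2.3, 1.3]
width: 0.0217
```

```bash
python3 s.py
```

```text
21.65 [0.5224 0.2939 0.0202] [[-0.013, 1.0, 0.017], [-0.002, 0.017, -1.0], [-1.0, -0.013, 0.002]] [-1.4  2.3  1.3] [-0.15  0.14 -0.19] 0.0217
90.97 [0.5244 0.1749 0.0204] [0.394 0.501 1.724 0.004 0.929 0.375]
```

play_rows(plan=[[[1,0,0.0062,0.0002,3],[1,0,0.0124,0.0006,6],[1,0,0.0186,0.0015,9],[1,0,0.0247,0.0026,12],[1,0,0.0247,0.0026,12]]])

```text
clock: 22.15
position: [0.5475, 0.2921, 0.0199]
ee_rot: [-0.447, -0.542, -0.452, 0.549]
contact_force: [-0.5, 3.1, 0.7]
width: 0.0217
```

```bash
python3 s.py
```

```text
22.15 [0.5475 0.2921 0.0199] [[-0.012, 0.982, -0.19], [-0.001, -0.19, -0.982], [-1.0, -0.012, 0.003]] [-0.5  3.1  0.7] [ 0.06  0.17 -0.11] 0.0217
79.05 [0.5249 0.1753 0.0203] [0.376 0.526 1.675 0.005 0.952 0.564]
```

play_rows(plan=[[[1,0,0.0062,0.0004,3],[1,0,0.0124,0.0008,6],[1,0,0.0186,0.0017,9],[1,0,0.0247,0.0028,12],[1,0,0.0247,0.0028,12]]])

```text
clock: 22.65
position: [0.5716, 0.2854, 0.0191]
ee_rot: [-0.388, -0.586, -0.393, 0.592]
contact_force: [-0.1, 4.1, -3.9]
width: 0.0222
```

```bash
python3 s.py
```

```text
22.65 [0.5716 0.2854 0.0191] [[-0.011, 0.921, -0.389], [0.001, -0.389, -0.921], [-1.0, -0.011, 0.003]] [-0.1  4.1 -3.9] [ 0.69 -0.13 -0.21] 0.0222
67.09 [0.5253 0.1758 0.0195] [0.351 0.548 1.633 0.006 0.971 0.748]
```

play_rows(plan=[[[1,0,0.0058,0.001,3],[1,0,0.012,0.0016,6],[1,0,0.0182,0.0026,9],[1,0,0.0243,0.0037,12],[1,0,0.0243,0.0037,12]]])

```text
clock: 23.15
position: [0.5922, 0.2725, 0.0182]
ee_rot: [-0.325, -0.623, -0.33, 0.63]
contact_force: [0.1, 1.6, -4.0]
width: 0.0221
```

```bash
python3 s.py
```

```text
23.15 [0.5922 0.2725 0.0182] [[-0.012, 0.821, -0.571], [0.001, -0.571, -0.821], [-1.0, -0.011, 0.006]] [ 0.1  1.6 -4. ] [ 0.43 -0.13 -0.22] 0.0221
55.19 [0.5243 0.1748 0.0189] [0.322 0.565 1.601 0.006 0.987 0.926]
```

```bash
python3 - <<'E'
from h import *
im,d,c,st=snap("top","n6");i2,_,cs,_=snap("scene","n6");R=toolR(st)
a=cv2.resize(im[130:220,120:210][:,:,::-1],None,fx=6.6,fy=6.6,interpolation=cv2.INTER_CUBIC)
ring=st["position"]+R@np.array([-.0285,0,.119])
for t in np.radians(np.arange(0,360,60)+55.2):
    p=proj(c,[ring+.0385*np.array([np.cos(t),np.sin(t),0])])[0];cv2.circle(a,tuple(int(v) for v in (p-[120,130])*6.6+3),3,(0,0,255),-1)
cv2.imwrite("pics/z15.png",a)
b=cv2.resize(i2[120:210,260:350][:,:,::-1],None,fx=6.6,fy=6.6,interpolation=cv2.INTER_CUBIC);cv2.imwrite("pics/z16.png",b)
E
```

```text
(no output)
```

View pics/z15.png

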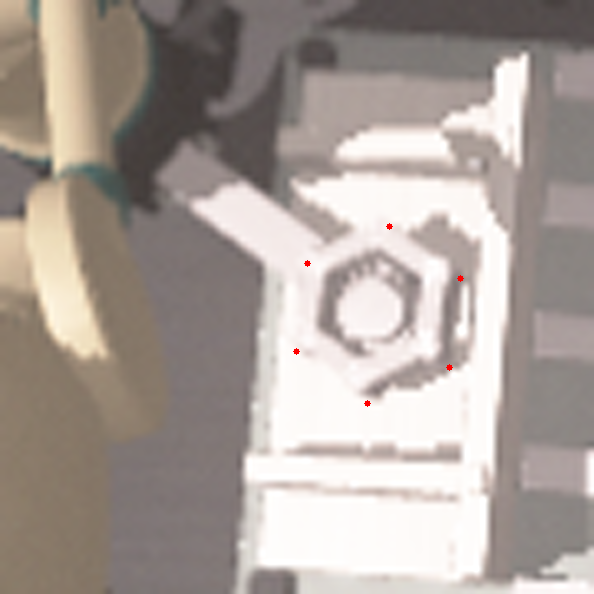

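View pics/z16.png

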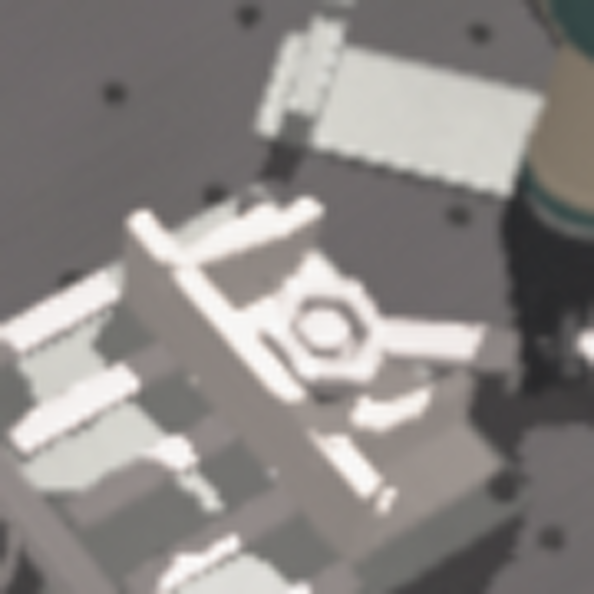

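play_rows(plan=[[[1,0,0.0041,0.0001,2],[1,0,0.0083,0.0003,4],[1,0,0.0083,0.0003,4],[1,0,0.0083,0.0003,4]]])

```text
clock: 23.65
position: [0.5987, 0.268, 0.0181]
ee_rot: [-0.303, -0.634, -0.308, 0.641]
contact_force: [-0.6, 3.4, -4.2]
width: 0.0223
```

```bash
python3 s.py;  python3 - <<'E'
from h import *
im,d,c,st=snap("top","n7");R=toolR(st)
a=cv2.resize(im[130:220,120:210][:,:,::-1],None,fx=6.6,fy=6.6,interpolation=cv2.INTER_CUBIC)
ring=st["position"]+R@np.array([-.0285,0,.119])
for t in np.radians(np.arange(0,360,60)+51.2):
    p=proj(c,[ring+.0385*np.array([np.cos(t),np.sin(t),0])])[0];cv2.circle(a,tuple(int(v) for v in (p-[120,130])*6.6+3),3,(0,0,255),-1)
cv2.imwrite("pics/z17.png",a)
E
```

```text
23.65 [0.5987 0.268  0.0181] [[-0.012, 0.78, -0.626], [0.002, -0.626, -0.78], [-1.0, -0.01, 0.006]] [-0.6  3.4 -4.2] [ 0.74 -0.06 -0.3 ] 0.0223
51.22 [0.5242 0.1752 0.0188] [0.312 0.57  1.591 0.006 0.991 0.985]
```

View pics/z17.png

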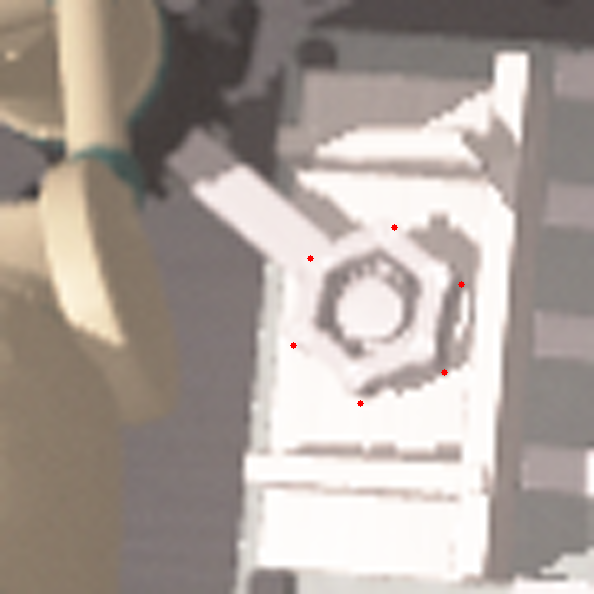

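play_rows(plan=[[[1,0,0.0041,0.0001,2],[1,0,0.0083,0.0003,4],[1,0,0.0083,0.0003,4]]])

```text
clock: 24.0
position: [0.6055, 0.2627, 0.0181]
ee_rot: [-0.28, -0.645, -0.285, 0.652]
contact_force: [-1.1, 5.5, -4.4]
width: 0.0221
```

play_rows(plan=[[[1,0,-0.0073,0.0002,-3.5],[1,-0.02,-0.0073,0.0002,-3.5],[1,-0.05,-0.0073,0.0002,-3.5],[1,-0.1,-0.0073,0.0002,-3.5],[1,-0.15,-0.02,0.02,-3.5],[1,-0.18,-0.035,0.06,-3.5],[1,-0.18,-0.055,0.1,-3.5],[1,-0.18,-0.06,0.119,-3.5],[1,-0.18,-0.06,0.119,-3.5],[1,-0.18,-0.06,0.119,-3.5]]])

```text
clock: 25.0
position: [0.4829, 0.2148, 0.1999]
ee_rot: [-0.3, -0.637, -0.304, 0.642]
contact_force: [0.1, 1.0, -5.2]
width: 0.0221
```

```bash
python3 s.py;  python3 - <<'E'
from h import *
im,d,c,st=snap("wrist","n8")
cv2.imwrite("pics/z18.png",cv2.resize(im[100:250,230:400][:,:,::-1],None,fx=4,fy=4,interpolation=cv2.INTER_CUBIC))
E
```

```text
25.0 [0.4829 0.2148 0.1999] [[-0.009, 0.773, -0.635], [0.001, -0.635, -0.773], [-1.0, -0.008, 0.005]] [ 0.1  1.  -5.2] [ 0.19 -0.19 -0.04] 0.0221
50.6 [0.4074 0.1229 0.2005] [0.284 0.231 1.649 0.004 1.271 0.971]
```

View pics/wrist_n8.png

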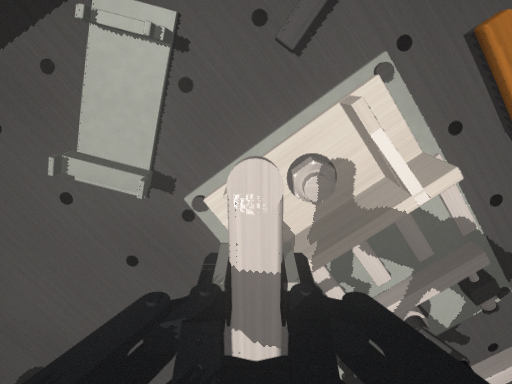

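View pics/z18.png

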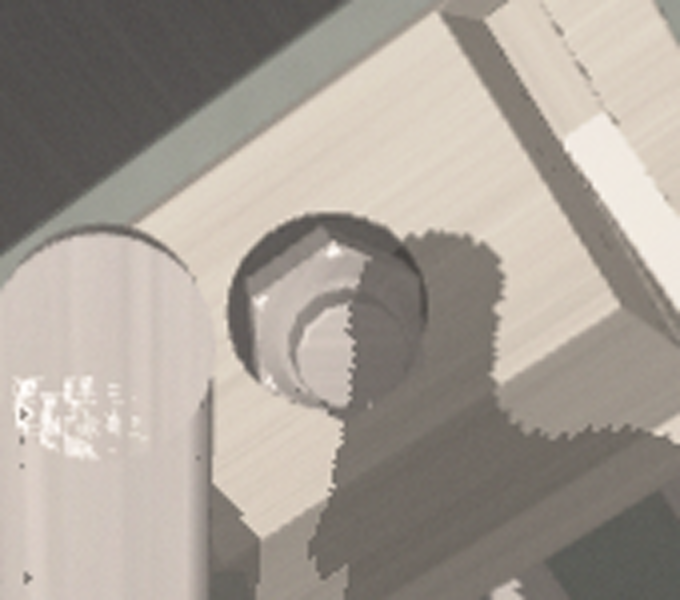

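```bash
python3 - <<'E'
from h import *
im,d,c,st=load("wrist","n8")
Z=lambda a:(np.array(a)-1.5)/4+[230,100]
sp=[(333,250),(262,300),(272,383),(370,405)]
W=toz(c,[Z(a) for a in sp],.051)[:,:2];print(W.round(4))
for i in range(3): print(np.linalg.norm(W[i+1]-W[i]).round(4), np.degrees(np.arctan2(*(W[i+1]-W[i])[::-1])).round(1)%60)
ce=(W[0]+W[3])/2;print(ce,np.degrees(np.arctan2(*(W[0]-W[3])[::-1]))%60)
for n in [(.5246,.1738)]:
  for w in W: print(np.linalg.norm(w-n).round(4),np.degrees(np.arctan2(*(w-n)[::-1])).round(1))
a=cv2.resize(im[145:215,280:350][:,:,::-1],None,fx=8,fy=8,interpolation=cv2.INTER_CUBIC)
g=cv2.createCLAHE(4,(3,3)).apply(cv2.cvtColor(a,cv2.COLOR_BGR2GRAY));cv2.imwrite("pics/z19.png",g)
E
```

```text
[[0.5352 0.192 ]
 [0.5145 0.1929]
 [0.5035 0.1742]
 [0.5191 0.1539]]
0.0208 57.69999999999999
0.0217 59.599999999999994
0.0255 7.5
[0.52714204 0.1729656 ] 7.024715034702183
0.0211 59.8
0.0216 118.0
0.0211 179.0
0.0206 -105.6
```

View pics/z19.png

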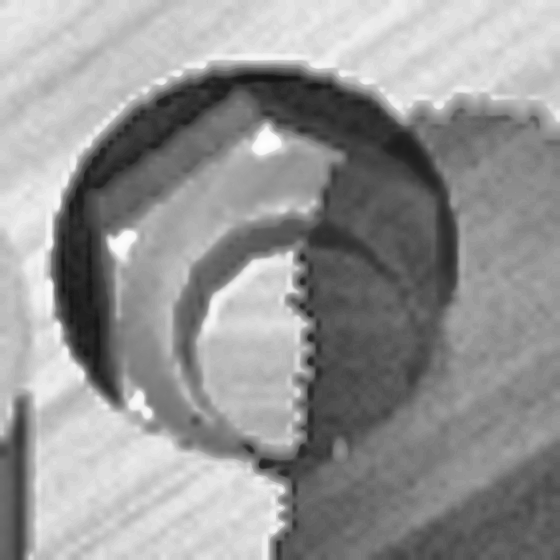

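```bash
python3 - <<'E'
from h import *
def A(c,pts,z):
    W=toz(c,pts,z)[:,:2];e=W[1]-W[0];return np.linalg.norm(e).round(4),(np.degrees(np.arctan2(e[1],e[0]))%60).round(2)
im,d,c,st=load("wrist","n8")
Z=lambda a:(np.array(a)-3.5)/8+[280,145]
print("n8 low edge",A(c,[Z((248,95)),Z((93,193))],.048),"spots",A(c,[Z((265,142)),Z((122,243))],.054),A(c,[Z((122,243)),Z((140,403))],.054),"left low",A(c,[Z((93,193)),Z((118,395))],.048))
im,d,c,st=load("wrist","n1")
Z=lambda a:(np.array(a)-3)/7+[265,135]
print("n1 low edge",A(c,[Z((255,112)),Z((133,220))],.048),"spots",A(c,[Z((275,155)),Z((420,190))],.054),A(c,[Z((185,395)),Z((325,437))],.054),A(c,[Z((133,220)),Z((158,385))],.048))
E
```

```text
n8 low edge (np.float64(0.022), np.float64(54.45)) spots (np.float64(0.0207), np.float64(57.76)) (np.float64(0.0206), np.float64(59.14)) left low (np.float64(0.0264), np.float64(59.57))
n1 low edge (np.float64(0.0224), np.float64(48.58)) spots (np.float64(0.0207), np.float64(52.03)) (np.float64(0.0211), np.float64(48.16)) (np.float64(0.0247), np.float64(45.53))
```

play_rows(plan=[[[1,0,-0.01,-0.01,-8],[1,0,-0.02,-0.02,-16],[1,0,-0.03,-0.03,-24],[1,0,-0.04,-0.04,-32],[1,0,-0.05,-0.045,-40],[1,0,-0.05,-0.045,-48],[1,0.03,-0.05,-0.045,-56],[1,0.06,-0.05,-0.045,-65.4],[1,0.09,-0.05,-0.045,-65.4],[1,0.12,-0.05,-0.045,-65.4],[1,0.12,-0.05,-0.045,-65.4],[1,0.12,-0.05,-0.045,-65.4]]])

```text
clock: 26.25
position: [0.4731, 0.2821, 0.0795]
ee_rot: [0.596, 0.373, 0.603, -0.376]
contact_force: [0.9, 0.4, -3.8]
width: 0.022
```

```bash
python3 s.py
```

```text
26.25 [0.4731 0.2821 0.0795] [[-0.01, 0.899, 0.438], [0.001, 0.438, -0.899], [-1.0, -0.009, -0.005]] [ 0.9  0.4 -3.8] [ 0.18  0.14 -0.04] 0.022
116.0 [0.5253 0.1752 0.0788] [ 0.408  0.372  1.773  0.006  1.006 -0.049]
```

play_rows(plan=[[[1,0.012,-0.0008,0,0],[1,0.022,-0.0008,0,0],[1,0.03,-0.0008,0,0],[1,0.034,-0.0008,0,0],[1,0.038,-0.0008,0,0],[1,0.042,-0.0008,0,0],[1,0.046,-0.0008,0,0],[1,0.046,-0.0008,0,0]]])

```text
clock: 27.05
position: [0.4715, 0.2817, 0.033]
ee_rot: [0.596, 0.373, 0.603, -0.377]
contact_force: [-0.1, 0.1, -5.6]
width: 0.0223
```

```bash
python3 s.py
```

```text
27.05 [0.4715 0.2817 0.033 ] [[-0.011, 0.899, 0.438], [0.001, 0.439, -0.899], [-1.0, -0.01, -0.006]] [-0.1  0.1 -5.6] [ 0.22  0.11 -0.04] 0.0223
116.01 [0.5237 0.1748 0.0323] [ 0.408  0.426  1.829  0.006  0.897 -0.05 ]
```

Clean insertion. Seat and push in small steps.

play_rows(plan=[[[1,0.006,0,0,0],[1,0.0115,0,0,0],[1,0.0115,0.0062,0.0002,3],[1,0.0115,0.0104,0.0005,5],[1,0.0115,0.0145,0.0009,7],[1,0.0115,0.0186,0.0015,9]]])

```text
clock: 27.65
position: [0.4883, 0.2887, 0.0218]
ee_rot: [0.564, 0.419, 0.572, -0.424]
contact_force: [-3.6, 2.1, 2.9]
width: 0.0222
```

```bash
python3 s.py
```

```text
27.65 [0.4883 0.2887 0.0218] [[-0.012, 0.957, 0.291], [0.001, 0.291, -0.957], [-1.0, -0.012, -0.004]] [-3.6  2.1  2.9] [-0.31  0.36 -0.22] 0.0222
106.9 [0.5229 0.1748 0.0213] [0.408 0.461 1.799 0.007 0.892 0.108]
```

play_rows(plan=[[[1,0,0.0042,0.0001,2],[1,0,0.0083,0.0003,4]]])

```text
clock: 27.85
position: [0.4963, 0.291, 0.0222]
ee_rot: [0.549, 0.439, 0.556, -0.444]
contact_force: [-2.0, 0.7, 2.4]
width: 0.0221
```

```bash
python3 s.py
```

```text
27.85 [0.4963 0.291  0.0222] [[-0.012, 0.975, 0.222], [0.001, 0.222, -0.975], [-1.0, -0.012, -0.003]] [-2.   0.7  2.4] [-0.43  0.16 -0.15] 0.0221
102.8 [0.5226 0.175  0.0218] [0.406 0.47  1.78  0.007 0.902 0.178]
```

play_rows(plan=[[[1,0,0.0072,0.0001,3],[1,0,0.0134,0.0006,6],[1,0,0.0196,0.0015,9],[1,0,0.0257,0.0026,12]]])

```text
clock: 28.25
position: [0.5216, 0.2944, 0.0222]
ee_rot: [0.499, 0.494, 0.506, -0.5]
contact_force: [-2.4, 1.3, 1.3]
width: 0.0218
```

```bash
python3 s.py;python3 - <<'E'
from h import *
im,d,c,st=snap("top","n9");R=toolR(st)
a=cv2.resize(im[130:220,120:210][:,:,::-1],None,fx=6.6,fy=6.6,interpolation=cv2.INTER_CUBIC)
an=np.degrees(np.arctan2(-R[1,2],-R[0,2]))
ring=st["position"]+R@np.array([-.0285,0,.119])
for t in np.radians(np.arange(0,360,60)+an):
    p=proj(c,[ring+.0385*np.array([np.cos(t),np.sin(t),0])])[0];cv2.circle(a,tuple(int(v) for v in (p-[120,130])*6.6+3),3,(0,0,255),-1)
cv2.imwrite("pics/z20.png",a)
E
```

```text
28.25 [0.5216 0.2944 0.0222] [[-0.013, 1.0, 0.011], [0.001, 0.011, -1.0], [-1.0, -0.013, -0.001]] [-2.4  1.3  1.3] [-0.14  0.32 -0.22] 0.0218
90.65 [0.5229 0.1755 0.0221] [0.394 0.498 1.724 0.007 0.931 0.378]
```

View pics/z20.png

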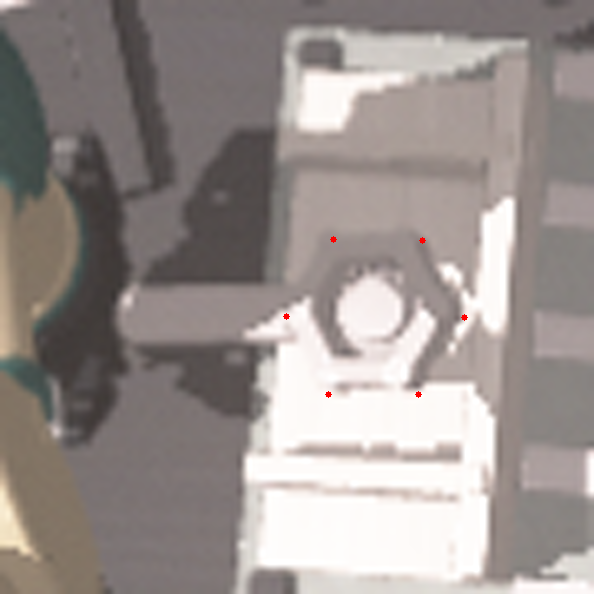

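play_rows(plan=[[[1,0,0.0068,0,3],[1,0,0.013,0.0005,6],[1,0,0.0192,0.0014,9],[1,0,0.0253,0.0025,12]]])

```text
clock: 28.7
position: [0.5481, 0.2924, 0.022]
ee_rot: [-0.444, -0.545, -0.45, 0.55]
contact_force: [-0.5, 0.6, -1.5]
width: 0.0222
```

play_rows(plan=[[[1,0,0.0062,0.0002,3],[1,0,0.0124,0.0006,6],[1,0,0.0186,0.0015,9],[1,0,0.0247,0.0026,12]]])

```text
clock: 29.1
position: [0.5721, 0.2851, 0.0212]
ee_rot: [-0.385, -0.589, -0.39, 0.595]
contact_force: [-0.0, -0.2, -4.6]
width: 0.022
```

```bash
python3 s.py
```

```text
29.1 [0.5721 0.2851 0.0212] [[-0.011, 0.917, -0.4], [0.002, -0.4, -0.917], [-1.0, -0.011, 0.003]] [-0.  -0.2 -4.6] [ 0.42 -0.18 -0.04] 0.022
66.43 [0.5245 0.176  0.0216] [0.35  0.546 1.63  0.007 0.976 0.758]
```

play_rows(plan=[[[1,0,0.0058,0.001,3],[1,0,0.012,0.0016,6],[1,0,0.0182,0.0026,9],[1,0,0.0243,0.0037,12]]])

```text
clock: 29.5
position: [0.593, 0.2717, 0.0201]
ee_rot: [-0.321, -0.626, -0.325, 0.632]
contact_force: [-0.6, -0.6, -4.7]
width: 0.0216
```

```bash
python3 s.py
```

```text
29.5 [0.593  0.2717 0.0201] [[-0.011, 0.813, -0.582], [0.001, -0.583, -0.813], [-1.0, -0.01, 0.006]] [-0.6 -0.6 -4.7] [ 0.08 -0.04  0.02] 0.0216
54.37 [0.5237 0.175  0.0208] [0.32  0.563 1.598 0.006 0.991 0.939]
```

play_rows(plan=[[[1,0,0.0042,0.0001,2],[1,0,0.0083,0.0003,4],[1,0,0.0124,0.0006,6],[1,0,0.0124,0.0006,6]]])

```text
clock: 29.9
position: [0.6034, 0.2644, 0.0199]
ee_rot: [-0.287, -0.642, -0.292, 0.648]
contact_force: [0.2, 3.2, -4.0]
width: 0.0223
```

```bash
python3 s.py
```

```text
29.9 [0.6034 0.2644 0.0199] [[-0.011, 0.747, -0.665], [0.003, -0.665, -0.747], [-1.0, -0.01, 0.005]] [ 0.2  3.2 -4. ] [ 0.55 -0.29 -0.06] 0.0223
48.3 [0.5243 0.1755 0.0205] [0.304 0.571 1.584 0.007 0.997 1.028]
```

```bash
python3 - <<'E'
from h import *
im,d,c,st=snap("top","m1");R=toolR(st);P=cloud(c,d)
i2,d2,cs,_=snap("scene","m1");P2=cloud(cs,d2)
a=cv2.resize(im[130:220,120:210][:,:,::-1],None,fx=6.6,fy=6.6,interpolation=cv2.INTER_CUBIC)
b=cv2.resize(i2[120:210,260:350][:,:,::-1],None,fx=6.6,fy=6.6,interpolation=cv2.INTER_CUBIC)
cv2.imwrite("pics/z21.png",a);cv2.imwrite("pics/z22.png",b)
n=np.array([.5243,.175]);
for r,nm in ((.031,"ringbody"),(0.008,"stud"),(.07,"shank")):
  for Q,k in((P,"top"),(P2,"scene")):
    v=[]
    for t in (np.radians(np.arange(0,360,15)) if r!=.07 else [np.radians(48.3)]):
        X=np.array([*(n+r*np.array([np.cos(t),np.sin(t)])),.05 if r!=.008 else .066])
        cc=c if k=="top" else cs
        u,w=proj(cc,[X])[0].round().astype(int);v.append(Q[w,u,2])
    print(nm,k,np.round(np.array(v)*1000).astype(int))
E
```

```text
ringbody top [67 61 64 61 61 68 70 67 67 73 73 75 61 31 31 75 64 53 60 70 73 68 68 69]
ringbody scene [65 62 66 62 66 64 65 61 63 58 61 76 72 73 71 61 53 91 88 86 86 50 53 55]
stud top [67 70 65 65 66 66 66 67 69 68 69 66 65 65 71 65 66 71 71 66 65 65 63 67]
stud scene [62 66 66 63 63 66 68 68 67 67 66 66 64 65 65 67 67 64 64 63 66 65 65 62]
shank top [60]
shank scene [50]
```

View pics/z21.png

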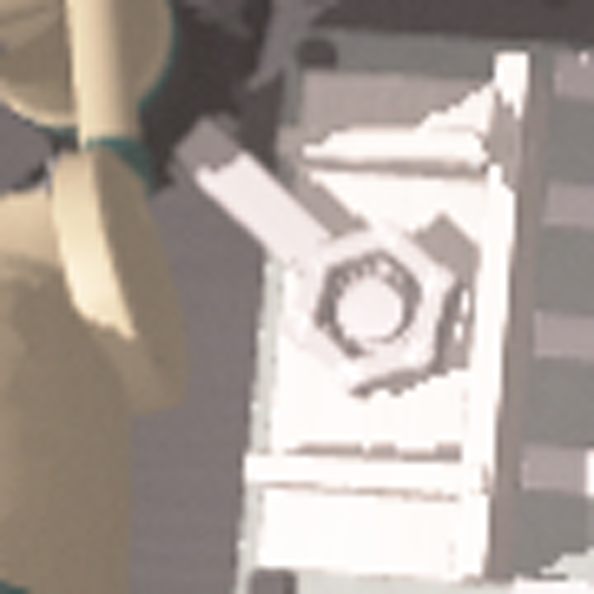

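View pics/z22.png

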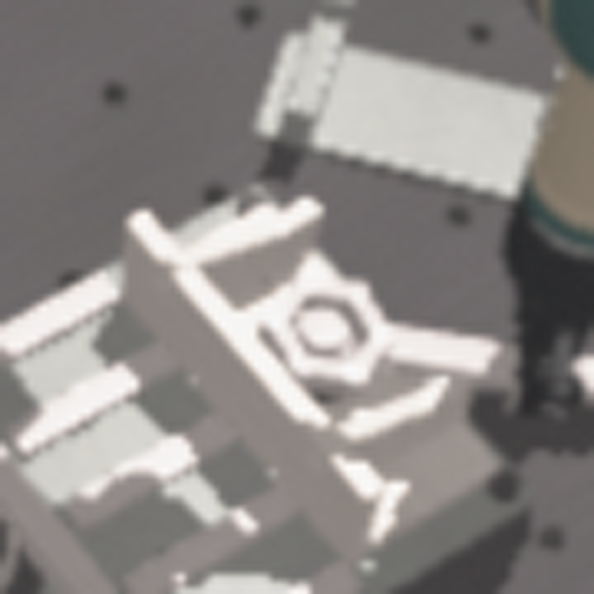

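```bash
cat > rp.py <<'E'
from h import *
# fit spanner's top plane heights from depth in top view: ring mean height & shank near the grip
def ringz(n,tag,verbose=0):
    im,d,c,st=load(n,tag);P=cloud(c,d);R=toolR(st);out=[]
    th=np.arctan2(-R[1,2],-R[0,2])
    for zt in np.arange(st["position"][2]+.0285-.03,st["position"][2]+.0285+.04,.002):
        ring=st["position"]+R@np.array([0,0,.119]);v=[]
        for t in th+np.radians(np.arange(0,360,10)):
            for rr in (.029,.031,.033):
                u,w=proj(c,[[ring[0]+rr*np.cos(t),ring[1]+rr*np.sin(t),zt]])[0].round().astype(int);v.append(P[w,u,2])
        v=np.array(v);out.append((zt,np.mean(np.abs(v-zt)<.005),np.median(v)))
    b=max(out,key=lambda o:o[1]);return b,st["position"][2]+.0285
E
python3 - <<'E'
from rp import *
for t in ["n1","n2","n3","n4","n5","n6","n7","n9","m1"]: 
    b,e=ringz("top",t);print(t,"ring top z best",b[0].round(4),b[1].round(2),"expected",e.round(4))
E
```

```text
n1 ring top z best 0.2297 0.83 expected 0.2297
n2 ring top z best 0.1245 0.86 expected 0.1265
n3 ring top z best 0.0968 0.81 expected 0.0988
n4 ring top z best 0.0524 0.82 expected 0.0484
n5 ring top z best 0.1027 0.84 expected 0.0987
n6 ring top z best 0.0687 0.67 expected 0.0467
n7 ring top z best 0.0666 0.68 expected 0.0466
n9 ring top z best 0.0707 0.63 expected 0.0507
m1 ring top z best 0.0684 0.71 expected 0.0484
```

play_rows(plan=[[[1,0,-0.0073,0.0002,-3.5],[1,-0.03,-0.0073,0.0002,-3.5],[1,-0.06,-0.0073,0.0002,0],[1,-0.1,-0.03,0.0002,4],[1,-0.12,-0.07,0.002,8],[1,-0.12,-0.11,0.004,12.7],[1,-0.12,-0.15,0.006,12.7],[1,-0.12,-0.18,0.0065,12.7],[1,-0.12,-0.195,0.0065,12.7],[1,-0.12,-0.195,0.0065,12.7],[1,-0.12,-0.195,0.0065,12.7]]])

```text
clock: 31.1
position: [0.4549, 0.3882, 0.1418]
ee_rot: [-0.216, -0.67, -0.218, 0.676]
contact_force: [0.4, -0.0, -5.3]
width: 0.0224
```

```bash
python3 s.py; python3 - <<'E'
from rp import *
snap("top","r1");i2,_,_,_=snap("scene","r1")
b,e=ringz("top","r1");print(b,e)
cv2.imwrite("pics/z23.png",cv2.resize(i2[80:190,280:400][:,:,::-1],None,fx=5,fy=5,interpolation=cv2.INTER_CUBIC))
E
```

```text
31.1 [0.4549 0.3882 0.1418] [[-0.009, 0.584, -0.812], [0.001, -0.812, -0.584], [-1.0, -0.006, 0.007]] [ 0.4 -0.  -5.3] [ 0.09 -0.21  0.01] 0.0224
35.75 [0.3583 0.3187 0.1427] [0.587 0.374 1.588 0.006 1.186 1.531]
(np.float64(0.1823331527596876), np.float64(0.7037037037037037), np.float64(0.18245482125264145)) 0.17033315275968755
```

View pics/z23.png

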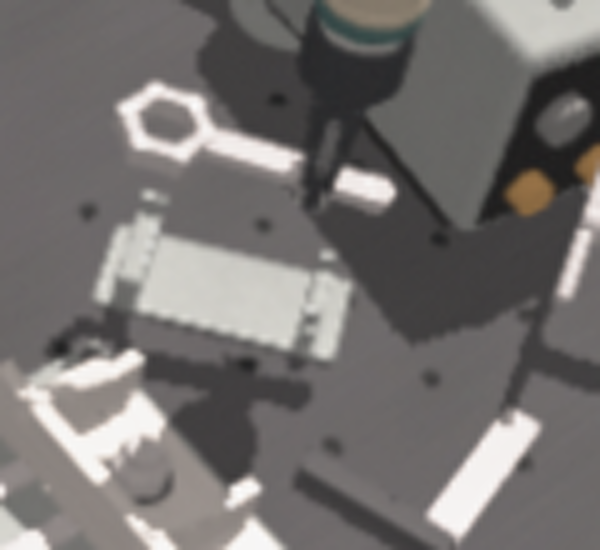

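play_rows(plan=[[[1,0.03,-0.0013,0,0],[1,0.07,-0.0013,0,0],[1,0.095,-0.0013,0,0],[1,0.105,-0.0013,0,0],[1,0.11,-0.0013,0,0],[1,0.115,-0.0013,0,0],[1,0.119,-0.0013,0,0],[1,0.119,-0.0013,0,0]]])

```text
clock: 32.0
position: [0.4551, 0.3896, 0.0248]
ee_rot: [-0.215, -0.671, -0.218, 0.675]
contact_force: [-0.5, -1.8, -0.2]
width: 0.0217
```

```bash
python3 s.py; python3 - <<'E'
from rp import *
snap("top","r2")
b,e=ringz("top","r2");print(b,e)
E
```

```text
32.0 [0.4551 0.3896 0.0248] [[-0.006, 0.583, -0.813], [0.003, -0.813, -0.583], [-1.0, -0.006, 0.004]] [-0.5 -1.8 -0.2] [-0.08 -0.31  0.05] 0.0217
35.66 [0.3584 0.3202 0.0252] [0.588 0.492 1.728 0.007 0.925 1.532]
(np.float64(0.06526596541300192), np.float64(0.7129629629629629), np.float64(0.06463949893396526)) 0.05326596541300188
```

play_rows(plan=[[[0,0,0,0,0],[0,0,0,0,0],[0,0,0,0,0],[0,0,0,0,0],[0,0,0,0,0],[0,-0.05,0,0,0],[0,-0.1,0,0,0],[0,-0.15,0,0,0],[0,-0.2,0,0,0],[0,-0.2,0,0,0]]])

```text
clock: 33.05
position: [0.4599, 0.3915, 0.233]
ee_rot: [0.213, 0.677, 0.22, -0.669]
contact_force: [0.1, -0.9, -1.0]
width: 0.0852
```

```bash
python3 s.py; python3 - <<'E'
from h import *
im,d,c,st=snap("wrist","r3")
cv2.imwrite("pics/z24.png",cv2.resize(im[70:310,180:330][:,:,::-1],None,fx=4,fy=2.5,interpolation=cv2.INTER_CUBIC))
g=cv2.cvtColor(im,cv2.COLOR_RGB2GRAY)
m=((g>200)*255).astype(np.uint8);m[:, :205]=0;m[:,310:]=0;m[:80]=0;m[310:]=0
cs,_=cv2.findContours(m,cv2.RETR_CCOMP,cv2.CHAIN_APPROX_NONE)
for k in cs:
    if cv2.contourArea(k)>100: print(cv2.contourArea(k),cv2.boundingRect(k),cv2.minEnclosingCircle(k))
E
```

```text
33.05 [0.4599 0.3915 0.233 ] [[0.007, 0.583, -0.812], [0.012, -0.812, -0.583], [-1.0, -0.005, -0.013]] [ 0.1 -0.9 -1. ] [ 0.01 -0.05 -0.03] 0.0852
35.66 [0.3632 0.3222 0.2315] [0.587 0.312 1.449 0.006 1.369 1.534]
5972.5 (220, 123, 64, 176) ((247.8316192626953, 210.59335327148438), 87.88628387451172)
913.5 (236, 254, 39, 37) ((254.7894744873047, 271.5), 20.622764587402344)
```

View pics/z24.png

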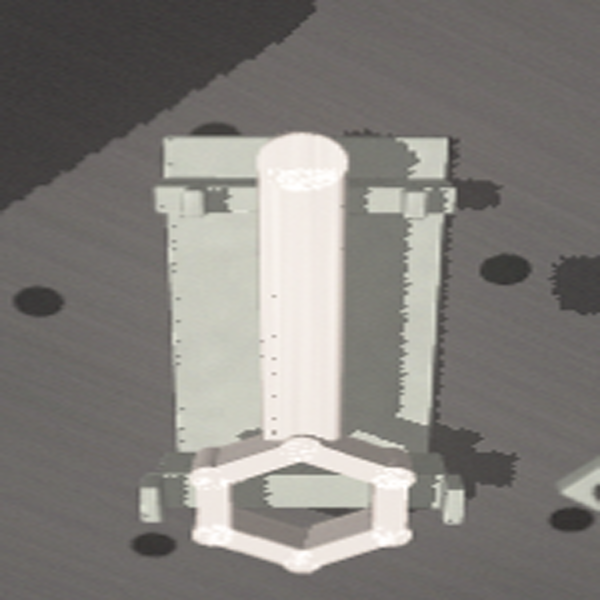

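```bash
python3 - <<'E'
from h import *
im,d,c,st=load("wrist","r3")
Z=lambda a:(np.array(a)-1.5)/[4,2.5]+[180,70]
hx=[(301,447),(208,475),(395,475),(210,537),(395,535),(302,560)]
W=toz(c,[Z(a) for a in hx],.05);print("ring",W.mean(0),np.linalg.norm(W-W.mean(0),axis=1).round(4))
ax=toz(c,[Z((303,155)),Z((302,440))],.047);print(ax);e=ax[0]-ax[1];print("ang",np.degrees(np.arctan2(e[1],e[0])))
r=W.mean(0);a=np.arctan2(*(ax[0]-r)[[1,0]]);print(np.degrees(a),np.linalg.norm((ax[0]-r)[:2]))
g=r[:2]+.118*np.array([np.cos(a),np.sin(a)]);print("grip",g)
R=toolR(st);print("delta tool for target z .0205:",R.T@(np.array([*g,.0205])-st["position"]))
im,d,c,st=load("wrist","sp1")
W=toz(c,[(np.array(q)-1.5)/[3,2.8]+[200,90] for q in [(158,408),(93,440),(227,440),(93,502),(228,503),(162,532)]],.05);print("ring sp1",W.mean(0))
E
```

```text
ring [0.35830522 0.31926245 0.05      ] [0.032  0.0327 0.0327 0.0336 0.0332 0.0314]
[[0.49466882 0.41671441 0.047     ]
 [0.3860666  0.33912638 0.047     ]]
ang 35.54292544419862
35.55141798960604 0.16760643540031217
grip [0.45430932 0.38787158]
delta tool for target z .0205: [0.21239563 0.00090277 0.00931298]
ring sp1 [0.35564732 0.320717   0.05      ]
```

play_rows(plan=[[[0,0.05,0.001,0.009,0],[0,0.1,0.001,0.009,0],[0,0.15,0.001,0.009,0],[0,0.19,0.001,0.009,0],[0,0.205,0.001,0.009,0],[0,0.212,0.001,0.009,0],[0,0.212,0.001,0.009,0]]])

```text
clock: 33.8
position: [0.4507, 0.3853, 0.0153]
ee_rot: [0.214, 0.673, 0.219, -0.673]
contact_force: [0.9, -0.3, -0.2]
width: 0.0853
```

```bash
python3 s.py
```

```text
33.8 [0.4507 0.3853 0.0153] [[-0.002, 0.583, -0.812], [0.006, -0.812, -0.583], [-1.0, -0.006, -0.002]] [ 0.9 -0.3 -0.2] [-0.03 -0.06 -0.  ] 0.0853
35.66 [0.354  0.3159 0.0151] [0.586 0.493 1.757 0.008 0.889 1.53 ]
```

play_rows(plan=[[[0,-0.005,0,-0.004,0],[0,-0.005,0,-0.004,0],[0,-0.005,0,-0.004,0]]])

```text
clock: 34.1
position: [0.455, 0.3883, 0.0218]
ee_rot: [0.214, 0.674, 0.219, -0.672]
contact_force: [-1.1, 0.3, -0.2]
width: 0.0857
```

```bash
python3 s.py
```

```text
34.1 [0.455  0.3883 0.0218] [[0.001, 0.583, -0.812], [0.008, -0.812, -0.583], [-1.0, -0.006, -0.005]] [-1.1  0.3 -0.2] [-0.04  0.01 -0.04] 0.0857
35.66 [0.3583 0.3189 0.0212] [0.587 0.49  1.741 0.007 0.905 1.53 ]
```

play_rows(plan=[[[1,0,0,0,0],[1,0,0,0,0],[1,0,0,0,0],[1,0,0,0,0],[1,0,0,0,0],[1,0,0,0,0],[1,0,0,0,0]]], grip_force=120)

```text
clock: 34.8
position: [0.4549, 0.3885, 0.0224]
ee_rot: [0.214, 0.674, 0.219, -0.672]
contact_force: [-1.6, 0.2, 5.3]
width: 0.022
```

```bash
python3 s.py
```

```text
34.8 [0.4549 0.3885 0.0224] [[0.001, 0.583, -0.813], [0.008, -0.813, -0.583], [-1.0, -0.006, -0.006]] [-1.6  0.2  5.3] [-0.05  0.3  -0.14] 0.022
35.64 [0.3582 0.3191 0.0217] [0.587 0.49  1.741 0.008 0.906 1.531]
```

play_rows(plan=[[[1,-0.02,0,0,0],[1,-0.05,0,0,0],[1,-0.09,0,0,0],[1,-0.13,0,0,0],[1,-0.16,0.03,0.01,0],[1,-0.17,0.07,0.025,0],[1,-0.17,0.11,0.04,0],[1,-0.17,0.145,0.06,0],[1,-0.17,0.16,0.068,0],[1,-0.17,0.16,0.068,0],[1,-0.17,0.16,0.068,0]]])

```text
clock: 35.9
position: [0.4924, 0.2174, 0.19]
ee_rot: [0.213, 0.674, 0.219, -0.673]
contact_force: [-0.2, 0.5, -4.5]
width: 0.0219
```

```bash
python3 s.py;  python3 - <<'E'
from rp import *
im,d,c,st=snap("wrist","q1");snap("top","q1");print(ringz("top","q1"))
u=proj(c,[[.5246,.1738,.055]])[0].round().astype(int);print(u)
x,y=u-35
a=cv2.resize(im[y:y+70,x:x+70][:,:,::-1],None,fx=8,fy=8,interpolation=cv2.INTER_CUBIC);cv2.imwrite("pics/z25.png",a);print(x,y)
E
```

```text
35.9 [0.4924 0.2174 0.19  ] [[-0.001, 0.582, -0.813], [0.009, -0.813, -0.582], [-1.0, -0.007, -0.005]] [-0.2  0.5 -4.5] [ 0.14 -0.19  0.05] 0.0219
35.57 [0.3956 0.1481 0.1895] [0.281 0.246 1.653 0.009 1.241 1.228]
((np.float64(0.21871227369168958), np.float64(0.8425925925925926), np.float64(0.2178962677404287)), np.float64(0.21871227369168955))
[313 183]
278 148
```

View pics/z25.png

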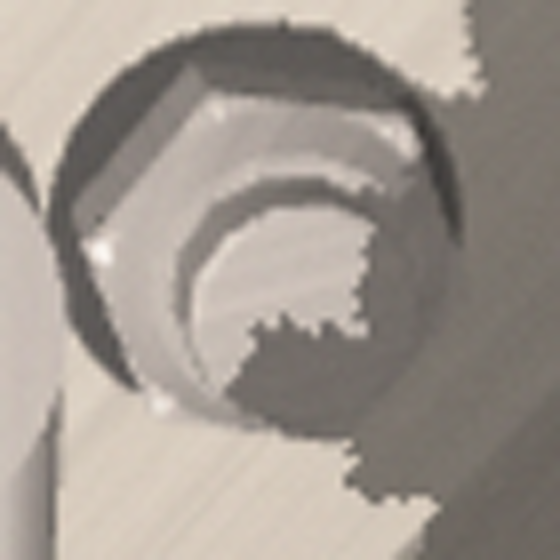

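```bash
cat > nut.py <<'E'
from h import *
from scipy.optimize import least_squares
def nutfit(tag,x0,y0,s,pts,z=.0525):
    im,d,c,st=load("wrist",tag)
    W=toz(c,[(np.array(a)-(s-1)/2)/s+[x0,y0] for a in pts],z)[:,:2]
    c0=np.array([.5246,.1738])
    def f(p):
        r=[]
        for w in W:
            t=np.arctan2(*(w-p[:2])[::-1]);k=np.round((t-p[2])/(np.pi/3));a=p[2]+k*np.pi/3
            r+=list(w-p[:2]-p[3]*np.array([np.cos(a),np.sin(a)]))
        return np.array(r)*1000
    best=min((least_squares(f,[*c0,t,.0212]) for t in np.radians([0,15,30,45])),key=lambda s:s.cost)
    p=best.x;return p[:2].round(4),(np.degrees(p[2])%60).round(2),p[3].round(4),np.round(best.fun,1)
E
python3 - <<'E'
from nut import *
print("q1",nutfit("q1",278,148,8,[(218,112),(395,130),(102,250),(162,402)]))
print("n1",nutfit("n1",265,135,7,[(275,155),(420,190),(325,435),(185,395)]))
print("n8",nutfit("n8",280,145,8,[(265,142),(122,243),(140,403)]))
E
```

```text
q1 (array([0.5245, 0.1746]), np.float64(58.38), np.float64(0.0209), array([-0.1, -0.3,  0.3,  0.1, -0.2, -0.1, -0. ,  0.3]))
n1 (array([0.525 , 0.1742]), np.float64(48.7), np.float64(0.0212), array([-0.4, -0.6,  0.6,  0.3, -0.1,  0.2, -0.2,  0.1]))
n8 (array([0.5244, 0.1751]), np.float64(58.42), np.float64(0.0207), array([ 0. , -0.1, -0.1,  0.1,  0.1, -0. ]))
```

play_rows(plan=[[[1,0,-0.01,0,-8],[1,0,-0.02,-0.003,-16],[1,0,-0.03,-0.006,-24],[1,0,-0.04,-0.01,-32],[1,0,-0.05,-0.014,-40],[1,0,-0.06,-0.016,-48],[1,0.02,-0.065,-0.016,-56],[1,0.04,-0.065,-0.016,-64],[1,0.06,-0.065,-0.016,-72],[1,0.08,-0.065,-0.016,-80],[1,0.1,-0.065,-0.016,-82.8],[1,0.11,-0.065,-0.016,-82.8]]])

```text
clock: 37.2
position: [0.4657, 0.2821, 0.0789]
ee_rot: [0.605, 0.363, 0.61, -0.36]
contact_force: [-0.1, -0.1, -4.0]
width: 0.0215
```

play_rows(plan=[[[1,0,0,0,0],[1,0,0,0,0]]])

```text
clock: 37.4
position: [0.4655, 0.2827, 0.0788]
ee_rot: [0.605, 0.363, 0.611, -0.36]
contact_force: [0.5, -0.4, -4.2]
width: 0.0218
```

```bash
python3 s.py
```

```text
37.4 [0.4655 0.2827 0.0788] [[-0.004, 0.878, 0.478], [0.008, 0.478, -0.878], [-1.0, -0.0, -0.009]] [ 0.5 -0.4 -4.2] [ 0.19  0.08 -0.02] 0.0218
118.57 [0.5224 0.1782 0.0778] [ 0.412  0.361  1.794  0.01   0.987 -0.092]
```

play_rows(plan=[[[1,0.01,0,0.0044,0],[1,0.02,0,0.0044,0],[1,0.026,0,0.0044,0],[1,0.026,0,0.0044,0],[1,0.026,0,0.0044,0]]])

```text
clock: 37.9
position: [0.4675, 0.279, 0.0526]
ee_rot: [0.605, 0.363, 0.611, -0.36]
contact_force: [0.1, 0.3, -4.1]
width: 0.022
```

```bash
python3 s.py
```

```text
37.9 [0.4675 0.279  0.0526] [[-0.005, 0.878, 0.478], [0.007, 0.478, -0.878], [-1.0, -0.0, -0.009]] [ 0.1  0.3 -4.1] [0.2  0.08 0.02] 0.022
118.55 [0.5244 0.1745 0.0516] [ 0.404  0.391  1.826  0.011  0.926 -0.101]
```

play_rows(plan=[[[1,0.004,0,0,0],[1,0.008,0,0,0],[1,0.011,0,0,0],[1,0.014,0,0,0],[1,0.016,0,0,0],[1,0.016,0,0,0]]])

```text
clock: 38.5
position: [0.4672, 0.279, 0.0363]
ee_rot: [0.605, 0.362, 0.611, -0.36]
contact_force: [-0.1, 0.2, -4.4]
width: 0.0215
```

```bash
python3 s.py
```

```text
38.5 [0.4672 0.279  0.0363] [[-0.005, 0.878, 0.478], [0.007, 0.478, -0.878], [-1.0, -0.001, -0.009]] [-0.1  0.2 -4.4] [0.17 0.16 0.06] 0.0215
118.55 [0.5241 0.1745 0.0352] [ 0.405  0.412  1.844  0.011  0.888 -0.101]
```

play_rows(plan=[[[1,0.004,0,0,0],[1,0.008,0,0,0],[1,0.011,0,0,0],[1,0.013,0,0,0],[1,0.013,0,0,0]]])

```text
clock: 39.0
position: [0.4669, 0.2791, 0.0231]
ee_rot: [0.605, 0.362, 0.611, -0.36]
contact_force: [-0.7, 0.5, -3.2]
width: 0.0217
```

```bash
python3 s.py; python3 - <<'E'
from rp import *
snap("top","q2");print(ringz("top","q2"))
E
```

```text
39.0 [0.4669 0.2791 0.0231] [[-0.006, 0.878, 0.478], [0.007, 0.478, -0.878], [-1.0, -0.002, -0.009]] [-0.7  0.5 -3.2] [ 0.03  0.2  -0.03] 0.0217
118.55 [0.5238 0.1746 0.022 ] [ 0.405  0.429  1.858  0.012  0.858 -0.101]
((np.float64(0.051566158318192), np.float64(0.8148148148148148), np.float64(0.05123101565331245)), np.float64(0.051566158318191974))
```

play_rows(plan=[[[1,0,0.0052,0.0001,2.5],[1,0,0.0104,0.0005,5],[1,0,0.0207,0.0018,10],[1,0,0.0308,0.0041,15],[1,0,0.0407,0.0072,20],[1,0,0.0503,0.0111,25],[1,0,0.0595,0.0159,30],[1,0,0.0683,0.0215,35],[1,0,0.0683,0.0215,35]]])

```text
clock: 39.95
position: [0.5373, 0.2926, 0.0228]
ee_rot: [-0.468, -0.527, -0.474, 0.528]
contact_force: [0.4, -1.4, -1.9]
width: 0.022
```

```bash
python3 s.py; python3 - <<'E'
from rp import *
snap("top","q3");print(ringz("top","q3"))
E
```

```text
39.95 [0.5373 0.2926 0.0228] [[-0.007, 0.994, -0.112], [0.006, -0.112, -0.994], [-1.0, -0.007, -0.006]] [ 0.4 -1.4 -1.9] [-0.1   0.06 -0.07] 0.022
83.54 [0.5239 0.1744 0.0221] [0.38  0.509 1.701 0.011 0.936 0.486]
((np.float64(0.05129413254848221), np.float64(0.7685185185185185), np.float64(0.051376727809249956)), np.float64(0.05129413254848218))
```

play_rows(plan=[[[1,0,0.0104,0.0005,5],[1,0,0.0207,0.0018,10],[1,0,0.0308,0.0041,15],[1,0,0.0407,0.0072,20],[1,0,0.0503,0.0111,25],[1,0,0.0595,0.0159,30],[1,0,0.0683,0.0215,35],[1,0,0.072,0.0243,37.3],[1,0,0.072,0.0243,37.3]]])

```text
clock: 40.9
position: [0.6055, 0.2604, 0.0224]
ee_rot: [-0.275, -0.649, -0.282, 0.651]
contact_force: [-1.9, 0.7, -1.4]
width: 0.0221
```

```bash
python3 s.py; python3 - <<'E'
from rp import *
snap("top","q4");print(ringz("top","q4"))
E
```

```text
40.9 [0.6055 0.2604 0.0224] [[-0.007, 0.724, -0.689], [0.007, -0.689, -0.724], [-1.0, -0.01, -0.0]] [-1.9  0.7 -1.4] [-0.07  0.31  0.28] 0.0221
46.41 [0.5234 0.1742 0.0223] [0.296 0.566 1.585 0.01  0.995 1.051]
((np.float64(0.050862977300798445), np.float64(0.8425925925925926), np.float64(0.050594235560803225)), np.float64(0.05086297730079842))
```

play_rows(plan=[[[1,0,-0.0143,0,-7],[1,-0.02,-0.0143,0,-7],[1,-0.04,-0.0143,0,-7],[1,-0.052,-0.0143,0,-7],[1,-0.052,-0.0306,0.0021,-15],[1,-0.052,-0.0461,0.0075,-23],[1,-0.052,-0.0609,0.015,-31],[1,-0.052,-0.0745,0.0245,-39],[1,-0.052,-0.0866,0.0358,-47],[1,-0.052,-0.0971,0.0487,-55],[1,-0.052,-0.1056,0.063,-63],[1,-0.052,-0.1093,0.0715,-67]]])

```text
clock: 42.15
position: [0.4754, 0.2833, 0.0752]
ee_rot: [0.589, 0.387, 0.596, -0.386]
contact_force: [-0.3, -0.3, -4.5]
width: 0.0219
```

play_rows(plan=[[[1,0,0,0,0],[1,0,0,0,0]]])

```text
clock: 42.35
position: [0.4755, 0.2834, 0.0753]
ee_rot: [0.589, 0.387, 0.595, -0.386]
contact_force: [0.7, -0.4, -4.6]
width: 0.0215
```

```bash
python3 s.py; python3 - <<'E'
from rp import *
snap("top","q5");print(ringz("top","q5"))
E
```

```text
42.35 [0.4755 0.2834 0.0753] [[-0.007, 0.916, 0.402], [0.007, 0.402, -0.916], [-1.0, -0.004, -0.009]] [ 0.7 -0.4 -4.6] [ 0.21  0.08 -0.06] 0.0215
113.68 [0.5233 0.1744 0.0742] [ 0.406  0.377  1.777  0.011  0.991 -0.013]
((np.float64(0.10177170458660106), np.float64(0.7870370370370371), np.float64(0.10230708247007092)), np.float64(0.10377170458660104))
```

play_rows(plan=[[[1,0.01,0.0012,0.0005,0],[1,0.02,0.0012,0.0005,0],[1,0.025,0.0012,0.0005,0],[1,0.029,0.0012,0.0005,0],[1,0.033,0.0012,0.0005,0],[1,0.036,0.0012,0.0005,0],[1,0.036,0.0012,0.0005,0]]])

```text
clock: 43.1
position: [0.4768, 0.2837, 0.0389]
ee_rot: [0.589, 0.387, 0.595, -0.386]
contact_force: [0.1, 0.4, -4.4]
width: 0.0215
```

```bash
python3 s.py
```

```text
43.1 [0.4768 0.2837 0.0389] [[-0.007, 0.916, 0.401], [0.006, 0.402, -0.916], [-1.0, -0.004, -0.009]] [ 0.1  0.4 -4.4] [-0.18  0.01 -0.04] 0.0215
113.67 [0.5246 0.1747 0.0378] [ 0.405  0.422  1.815  0.011  0.908 -0.015]
```

play_rows(plan=[[[1,0.004,0,0,0],[1,0.008,0,0,0],[1,0.012,0,0,0],[1,0.015,0,0,0],[1,0.0158,0,0,0],[1,0.0158,0,0,0]]])

```text
clock: 43.7
position: [0.4768, 0.2839, 0.0231]
ee_rot: [0.589, 0.387, 0.595, -0.386]
contact_force: [-0.5, -0.1, -3.3]
width: 0.0216
```

```bash
python3 s.py; python3 - <<'E'
from rp import *
snap("top","q6");print(ringz("top","q6"))
E
```

```text
43.7 [0.4768 0.2839 0.0231] [[-0.007, 0.916, 0.402], [0.006, 0.402, -0.916], [-1.0, -0.004, -0.009]] [-0.5 -0.1 -3.3] [-0.25 -0.   -0.03] 0.0216
113.67 [0.5246 0.1749 0.022 ] [ 0.406  0.442  1.832  0.011  0.872 -0.015]
((np.float64(0.051560588297861455), np.float64(0.8240740740740741), np.float64(0.05116675682136973)), np.float64(0.05156058829786143))
```

play_rows(plan=[[[1,0,0.0052,0.0001,2.5],[1,0,0.0104,0.0005,5],[1,0,0.0207,0.0018,10],[1,0,0.0308,0.0041,15],[1,0,0.0407,0.0072,20],[1,0,0.0503,0.0111,25],[1,0,0.0595,0.0159,30],[1,0,0.0683,0.0215,35],[1,0,0.0683,0.0215,35]]])

```text
clock: 44.65
position: [0.5474, 0.2909, 0.0225]
ee_rot: [-0.445, -0.546, -0.452, 0.548]
contact_force: [-2.6, -1.8, -1.6]
width: 0.0216
```

play_rows(plan=[[[1,0,0.0104,0.0005,5],[1,0,0.0207,0.0018,10],[1,0,0.0308,0.0041,15],[1,0,0.0407,0.0072,20],[1,0,0.0503,0.0111,25],[1,0,0.0595,0.0159,30],[1,0,0.0634,0.0183,32.3],[1,0,0.0634,0.0183,32.3]]])

```text
clock: 45.45
position: [0.6053, 0.2605, 0.022]
ee_rot: [-0.276, -0.647, -0.282, 0.652]
contact_force: [-3.8, -0.4, -0.5]
width: 0.022
```

```bash
python3 s.py; python3 - <<'E'
from rp import *
snap("top","q7");print(ringz("top","q7"))
E
```

```text
45.45 [0.6053 0.2605 0.022 ] [[-0.01, 0.725, -0.689], [0.005, -0.689, -0.725], [-1.0, -0.011, 0.003]] [-3.8 -0.4 -0.5] [0.05 0.4  0.24] 0.022
46.47 [0.5234 0.1742 0.0224] [0.296 0.568 1.582 0.01  1.    1.051]
((np.float64(0.052487508679498224), np.float64(0.8703703703703703), np.float64(0.05136769441244571)), np.float64(0.050487508679498194))
```

play_rows(plan=[[[1,0,-0.0143,0,-7],[1,-0.02,-0.0143,0,-7],[1,-0.04,-0.0143,0,-7],[1,-0.052,-0.0143,0,-7],[1,-0.052,-0.0306,0.0021,-15],[1,-0.052,-0.0461,0.0075,-23],[1,-0.052,-0.0609,0.015,-31],[1,-0.052,-0.0745,0.0245,-39],[1,-0.052,-0.0866,0.0358,-47],[1,-0.052,-0.0971,0.0487,-55],[1,-0.052,-0.1056,0.063,-63],[1,-0.052,-0.1093,0.0715,-67]]])

```text
clock: 46.7
position: [0.4757, 0.2834, 0.0752]
ee_rot: [0.588, 0.386, 0.597, -0.387]
contact_force: [0.8, 0.8, -5.5]
width: 0.0215
```

play_rows(plan=[[[1,0,0,0,0],[1,0,0,0,0]]])

```text
clock: 46.9
position: [0.476, 0.2837, 0.0753]
ee_rot: [0.588, 0.386, 0.596, -0.387]
contact_force: [-0.1, 0.1, -3.8]
width: 0.0219
```

```bash
python3 s.py; python3 - <<'E'
from rp import *
snap("top","q8");print(ringz("top","q8"))
E
```

```text
46.9 [0.476  0.2837 0.0753] [[-0.01, 0.915, 0.402], [0.005, 0.403, -0.915], [-1.0, -0.007, -0.009]] [-0.1  0.1 -3.8] [ 0.25  0.03 -0.01] 0.0219
113.74 [0.5239 0.1747 0.0743] [ 0.406  0.38   1.773  0.011  0.996 -0.014]
((np.float64(0.10182354284785199), np.float64(0.8240740740740741), np.float64(0.10233967267497746)), np.float64(0.10382354284785196))
```

play_rows(plan=[[[1,0.01,0.0009,0.0004,0],[1,0.02,0.0009,0.0004,0],[1,0.025,0.0009,0.0004,0],[1,0.029,0.0009,0.0004,0],[1,0.033,0.0009,0.0004,0],[1,0.036,0.0009,0.0004,0],[1,0.036,0.0009,0.0004,0]]])

```text
clock: 47.65
position: [0.4773, 0.284, 0.0395]
ee_rot: [0.588, 0.386, 0.596, -0.387]
contact_force: [-0.8, -0.9, -0.4]
width: 0.0215
```

```bash
python3 s.py
```

```text
47.65 [0.4773 0.284  0.0395] [[-0.009, 0.915, 0.403], [0.005, 0.403, -0.915], [-1.0, -0.006, -0.009]] [-0.8 -0.9 -0.4] [-0.39  0.08 -0.09] 0.0215
113.74 [0.5252 0.1751 0.0385] [ 0.406  0.423  1.812  0.011  0.913 -0.015]
```

play_rows(plan=[[[1,0,-0.0008,0.0001,0],[1,0.003,-0.0008,0.0001,0],[1,0.006,-0.0008,0.0001,0],[1,0.006,-0.0008,0.0001,0]]])

```text
clock: 48.05
position: [0.4759, 0.2834, 0.0327]
ee_rot: [0.588, 0.386, 0.596, -0.387]
contact_force: [-0.7, 0.7, -5.2]
width: 0.0219
```

```bash
python3 s.py; python3 - <<'E'
from rp import *
snap("top","q9");print(ringz("top","q9"))
E
```

```text
48.05 [0.4759 0.2834 0.0327] [[-0.011, 0.915, 0.403], [0.005, 0.403, -0.915], [-1.0, -0.008, -0.009]] [-0.7  0.7 -5.2] [0.59 0.25 0.02] 0.0219
113.74 [0.5238 0.1745 0.0316] [ 0.406  0.43   1.821  0.011  0.898 -0.016]
((np.float64(0.05918425183592335), np.float64(0.7777777777777778), np.float64(0.05980994069643675)), np.float64(0.061184251835923326))
```

Going in. Seat it and start the stroke.

play_rows(plan=[[[1,0.004,0.0003,0,0],[1,0.008,0.0003,0,0],[1,0.01,0.0003,0,0],[1,0.01,0.0003,0,0]]])

```text
clock: 48.5
position: [0.4764, 0.2836, 0.0227]
ee_rot: [0.588, 0.386, 0.596, -0.387]
contact_force: [-0.1, 0.7, -2.7]
width: 0.022
```

```bash
python3 s.py; python3 - <<'E'
from rp import *
snap("top","q10");print(ringz("top","q10"))
E
```

```text
48.5 [0.4764 0.2836 0.0227] [[-0.01, 0.915, 0.403], [0.005, 0.403, -0.915], [-1.0, -0.007, -0.009]] [-0.1  0.7 -2.7] [-0.15 -0.04  0.01] 0.022
113.74 [0.5243 0.1747 0.0216] [ 0.406  0.444  1.83   0.011  0.875 -0.016]
((np.float64(0.05117915555234495), np.float64(0.8333333333333334), np.float64(0.05055978889498913)), np.float64(0.051179155552344924))
```

play_rows(plan=[[[1,0,0.0052,0.0001,2.5],[1,0,0.0104,0.0005,5],[1,0,0.0166,0.0012,8],[1,0,0.0228,0.0022,11],[1,0,0.0268,0.0031,13],[1,0,0.0308,0.0041,15]]])

```text
clock: 49.15
position: [0.5044, 0.2919, 0.0224]
ee_rot: [0.532, 0.458, 0.541, -0.462]
contact_force: [-4.2, 0.5, -0.9]
width: 0.0216
```

```bash
python3 s.py; python3 - <<'E'
from rp import *
snap("top","q11");print(ringz("top","q11"))
E
```

```text
49.15 [0.5044 0.2919 0.0224] [[-0.014, 0.988, 0.153], [0.003, 0.153, -0.988], [-1.0, -0.013, -0.006]] [-4.2  0.5 -0.9] [0.04 0.49 0.62] 0.0216
98.8 [0.5226 0.1743 0.0218] [0.4   0.478 1.763 0.011 0.912 0.24 ]
((np.float64(0.05094382667911197), np.float64(0.7870370370370371), np.float64(0.050271552976861145)), np.float64(0.050943826679111945))
```

play_rows(plan=[[[1,0,0.0068,0.0002,3],[1,0,0.013,0.0006,6],[1,0,0.0171,0.0011,8]]])

```text
clock: 49.5
position: [0.521, 0.2933, 0.0222]
ee_rot: [0.499, 0.494, 0.508, -0.5]
contact_force: [-4.0, 0.7, -0.9]
width: 0.0217
```

```bash
python3 s.py
```

```text
49.5 [0.521  0.2933 0.0222] [[-0.015, 1.0, 0.013], [0.003, 0.013, -1.0], [-1.0, -0.015, -0.003]] [-4.   0.7 -0.9] [0.04 0.39 0.58] 0.0217
90.75 [0.5226 0.1743 0.0219] [0.391 0.497 1.726 0.01  0.932 0.372]
```

play_rows(plan=[[[1,0,0.0068,0.0002,3],[1,0,0.013,0.0006,6],[1,0,0.0192,0.0015,9],[1,0,0.0253,0.0026,12]]])

```text
clock: 49.9
position: [0.5456, 0.2912, 0.0221]
ee_rot: [-0.444, -0.542, -0.453, 0.55]
contact_force: [-2.5, 0.7, 0.0]
width: 0.0218
```

```bash
python3 s.py; python3 - <<'E'
from rp import *
snap("top","q12");print(ringz("top","q12"))
E
```

```text
49.9 [0.5456 0.2912 0.0221] [[-0.017, 0.981, -0.194], [0.002, -0.194, -0.981], [-1.0, -0.017, 0.001]] [-2.5  0.7  0. ] [0.1  0.31 0.72] 0.0218
78.8 [0.5225 0.1745 0.0222] [0.373 0.522 1.676 0.01  0.958 0.563]
((np.float64(0.05059847182095281), np.float64(0.7962962962962963), np.float64(0.05101442551292967)), np.float64(0.050598471820952784))
```

play_rows(plan=[[[1,0,0.0062,0.0002,3],[1,0,0.0124,0.0006,6],[1,0,0.0186,0.0015,9],[1,0,0.0247,0.0026,12]]])

```text
clock: 50.35
position: [0.5696, 0.2839, 0.022]
ee_rot: [-0.385, -0.586, -0.393, 0.595]
contact_force: [-3.8, 1.1, -0.1]
width: 0.0217
```

```bash
python3 s.py
```

```text
50.35 [0.5696 0.2839 0.022 ] [[-0.017, 0.919, -0.395], [0.002, -0.395, -0.919], [-1.0, -0.016, 0.004]] [-3.8  1.1 -0.1] [0.21 0.23 0.65] 0.0217
66.73 [0.5226 0.1746 0.0225] [0.349 0.544 1.632 0.009 0.98  0.749]
```

play_rows(plan=[[[1,0,0.0062,0.0002,3],[1,0,0.0124,0.0006,6],[1,0,0.0166,0.0012,8]]])

```text
clock: 50.65
position: [0.5842, 0.2764, 0.0219]
ee_rot: [-0.343, -0.611, -0.351, 0.621]
contact_force: [-2.6, 1.3, -0.6]
width: 0.022
```

```bash
python3 s.py
```

```text
50.65 [0.5842 0.2764 0.0219] [[-0.017, 0.855, -0.518], [0.003, -0.518, -0.855], [-1.0, -0.016, 0.006]] [-2.6  1.3 -0.6] [0.28 0.15 0.72] 0.022
58.78 [0.5226 0.1747 0.0227] [0.33  0.556 1.608 0.009 0.993 0.87 ]
```

play_rows(plan=[[[1,0,0.0062,0.0002,3],[1,0,0.0124,0.0006,6]]])

```text
clock: 50.85
position: [0.5915, 0.2716, 0.0215]
ee_rot: [-0.31, -0.627, -0.32, 0.639]
contact_force: [-8.6, 9.8, 0.6]
width: 0.0219
```

```bash
python3 s.py
```

```text
50.85 [0.5915 0.2716 0.0215] [[-0.022, 0.798, -0.602], [0.005, -0.602, -0.799], [-1.0, -0.021, 0.009]] [-8.6  9.8  0.6] [1.64 1.15 2.7 ] 0.0219
53.0 [0.5199 0.1766 0.0226] [0.317 0.564 1.593 0.014 1.004 0.956]
```

play_rows(plan=[[[1,0,0.003,0,1.5],[1,0,0.003,0,1.5]]])

```text
clock: 51.05
position: [0.5924, 0.271, 0.0215]
ee_rot: [-0.305, -0.629, -0.315, 0.642]
contact_force: [-5.2, 5.1, -0.0]
width: 0.0219
```

```bash
python3 s.py; python3 - <<'E'
from rp import *
snap("top","q13");print(ringz("top","q13"))
E
```

```text
51.05 [0.5924 0.271  0.0215] [[-0.024, 0.788, -0.615], [0.005, -0.615, -0.789], [-1.0, -0.022, 0.011]] [-5.2  5.1 -0. ] [0.81 0.5  2.98] 0.0219
52.06 [0.5192 0.1772 0.0228] [0.316 0.565 1.59  0.014 1.007 0.97 ]
((np.float64(0.05000100020209215), np.float64(0.5925925925925926), np.float64(0.04888932941737467)), np.float64(0.050001000202092125))
```

play_rows(plan=[[[1,0,-0.01,0.0004,-5],[1,0,-0.018,0.0014,-9],[1,-0.03,-0.018,0.0014,-9],[1,-0.06,-0.018,0.0014,-9],[1,-0.1,-0.04,0,-3],[1,-0.12,-0.08,-0.003,4],[1,-0.12,-0.12,-0.005,11],[1,-0.12,-0.16,-0.007,16.4],[1,-0.12,-0.181,-0.008,16.4],[1,-0.12,-0.181,-0.008,16.4],[1,-0.12,-0.181,-0.008,16.4]]])

```text
clock: 52.2
position: [0.4577, 0.3882, 0.1452]
ee_rot: [-0.213, -0.666, -0.221, 0.68]
contact_force: [1.0, -0.9, -3.5]
width: 0.0216
```

```bash
python3 s.py; python3 - <<'E'
from rp import *
im,_,_,_=snap("wrist","q14");snap("top","q14");print(ringz("top","q14"))
E
```

```text
52.2 [0.4577 0.3882 0.1452] [[-0.022, 0.584, -0.812], [0.004, -0.812, -0.584], [-1.0, -0.017, 0.015]] [ 1.  -0.9 -3.5] [ 0.11 -0.26 -0.  ] 0.0216
35.75 [0.3611 0.3187 0.147 ] [0.578 0.378 1.573 0.017 1.207 1.519]
((np.float64(0.16965459730146923), np.float64(0.7870370370370371), np.float64(0.16968442047921084)), np.float64(0.1736545973014692))
```

View pics/wrist_q14.png

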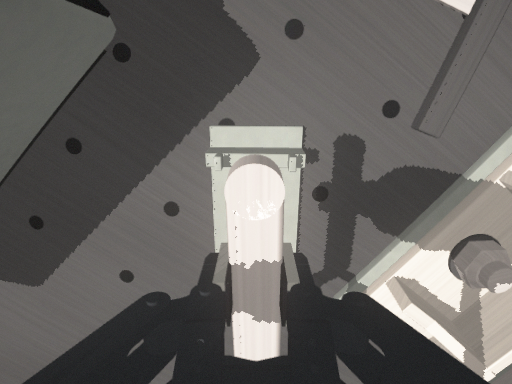

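play_rows(plan=[[[1,0.04,0,0,0],[1,0.08,0,0,0],[1,0.1,0,0,0],[1,0.108,0,0,0],[1,0.113,0,0,0],[1,0.118,0,0,0],[1,0.118,0,0,0]]])

```text
clock: 53.0
position: [0.4566, 0.3882, 0.0277]
ee_rot: [-0.212, -0.667, -0.22, 0.68]
contact_force: [-0.5, 0.7, -5.2]
width: 0.022
```

```bash
python3 s.py
```

```text
53.0 [0.4566 0.3882 0.0277] [[-0.021, 0.582, -0.813], [0.005, -0.813, -0.582], [-1.0, -0.017, 0.014]] [-0.5  0.7 -5.2] [ 0.11 -0.17 -0.02] 0.022
35.62 [0.3599 0.3189 0.0294] [0.579 0.493 1.716 0.02  0.947 1.516]
```

play_rows(plan=[[[1,0.004,0,0,0],[1,0.005,0,0,0],[0,0.005,0,0,0],[0,0.005,0,0,0],[0,0.005,0,0,0],[0,0.005,0,0,0],[0,0.005,0,0,0],[0,0.005,0,0,0],[0,-0.04,0,0,0],[0,-0.09,0,0,0],[0,-0.14,0,0,0],[0,-0.19,0,0,0]]])

```text
clock: 54.2
position: [0.4604, 0.387, 0.2196]
ee_rot: [-0.212, -0.667, -0.22, 0.68]
contact_force: [0.8, 0.9, 0.5]
width: 0.0854
```

```bash
python3 s.py; python3 - <<'E'
from rp import *
im,_,_,_=snap("wrist","w1")
im,_,_,_=snap("top","w1")
E
```

```text
54.2 [0.4604 0.387  0.2196] [[-0.021, 0.582, -0.813], [0.005, -0.813, -0.582], [-1.0, -0.017, 0.014]] [0.8 0.9 0.5] [ 0.02 -0.07  0.03] 0.0854
35.62 [0.3636 0.3178 0.2213] [0.574 0.329 1.456 0.016 1.372 1.52 ]
```

View pics/wrist_w1.png

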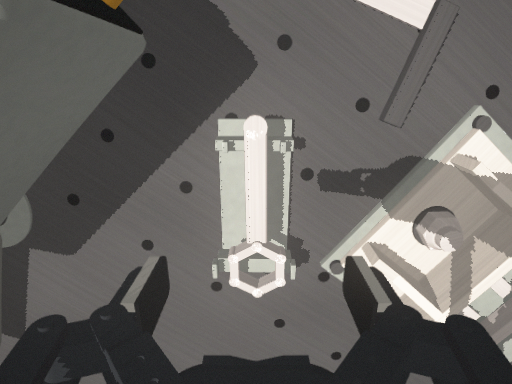

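View pics/top_w1.png

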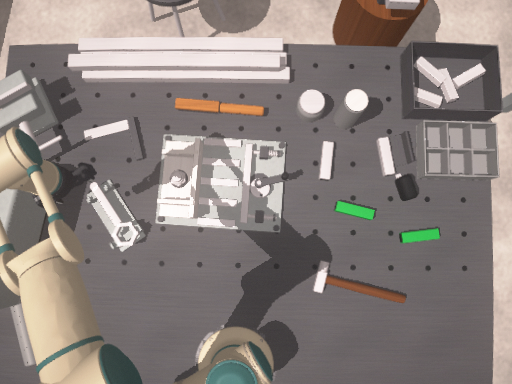

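```bash
cat > tubes.py <<'E'
from h import *
def tubes(tag,box=(300,120,410,200)):
    im,d,c,st=load("top",tag)
    g=im.min(axis=2);m=((g>140)*255).astype(np.uint8);x0,y0,x1,y1=box
    mm=np.zeros_like(m);mm[y0:y1,x0:x1]=m[y0:y1,x0:x1]
    cs,_=cv2.findContours(mm,0,cv2.CHAIN_APPROX_NONE);out=[]
    for k in cs:
        if cv2.contourArea(k)<150: continue
        r=cv2.minAreaRect(k);b=cv2.boxPoints(r);W=toz(c,b,.03)[:,:2]
        e1=W[1]-W[0];e2=W[2]-W[1];L=e1 if np.linalg.norm(e1)>np.linalg.norm(e2) else e2
        a=np.degrees(np.arctan2(L[1],L[0]))%180
        print(np.round(r[0],1),"center",W.mean(0).round(4),"sizes",np.linalg.norm(e1).round(4),np.linalg.norm(e2).round(4),"axis",a.round(1))
E
python3 - <<'E'
from tubes import *
tubes("w1")
c=cam("top");f=np.load("pics/top0.npz")
print("can top",toz(c,[(356,100)],.19),"tin",toz(c,[(312,101)],.085),"offcut",toz(c,[(407,147)],.04),"tape",toz(c,[(407,187)],.03))
E
```

```text
[326.  159.7] center [ 0.5862 -0.2487] sizes 0.1105 0.0322 axis 174.1
[385.4 155.5] center [ 0.6023 -0.4209] sizes 0.0374 0.112 axis 9.5
can top [[ 0.71486426 -0.30380707  0.19      ]] tin [[ 0.74208568 -0.2017619   0.085     ]] offcut [[ 0.62655952 -0.4819681   0.04      ]] tape [[ 0.51177485 -0.48279209  0.03      ]]
```

play_rows(plan=[[[0,-0.02,0.045,0.02,-8],[0,-0.02,0.09,0.041,-16],[0,-0.02,0.135,0.061,-24],[0,-0.02,0.18,0.082,-32],[0,-0.02,0.225,0.102,-40],[0,-0.02,0.27,0.122,-48],[0,-0.02,0.315,0.143,-56],[0,-0.02,0.36,0.163,-64],[0,-0.02,0.405,0.184,-72],[0,-0.02,0.45,0.204,-80],[0,-0.02,0.495,0.224,-88],[0,-0.02,0.54,0.245,-96]]])

```text
clock: 55.5
position: [0.5735, -0.1611, 0.2369]
ee_rot: [0.639, 0.295, 0.649, -0.288]
contact_force: [1.5, 0.8, -0.3]
width: 0.0859
```

```bash
cat > go.py <<'E'
# usage: go.py x y z phi  -> rows deltas in tool frame
import sys
from h import *
st=manip.get_state();R=toolR(st);t=np.array([float(v) for v in sys.argv[1:4]]);phi=float(sys.argv[4])
cur=np.degrees(np.arctan2(R[1,1],R[0,1]))
print("clock",st["clock"],"pos",st["position"].round(4),"phi",cur.round(2),"toolx",R[:,0].round(3),"F",st["contact_force"].round(1),"w",round(st["width"],4),"q",st["qpos"].round(2))
print("delta tool",(R.T@(t-st["position"])).round(4),"turn",-((phi-cur+180)%360-180))
E
python3 go.py .586 -.249 .18 84.1
```

```text
clock 55.5 pos [ 0.5735 -0.1611  0.2369] phi 41.29 toolx [-0.008  0.014 -1.   ] F [ 1.5  0.8 -0.3] w 0.0859 q [-0.4   0.31  1.44  0.01  1.4  -1.12]
delta tool [ 0.0556 -0.0488  0.0753] turn -42.814089802799856
```

play_rows(plan=[[[0,0.02,-0.025,0.038,-8],[0,0.04,-0.049,0.075,-16],[0,0.056,-0.049,0.075,-24],[0,0.056,-0.049,0.075,-32],[0,0.056,-0.049,0.075,-40],[0,0.056,-0.049,0.075,-42.8],[0,0.056,-0.049,0.075,-42.8]]])

```text
clock: 56.2
position: [0.5853, -0.2489, 0.1788]
ee_rot: [0.703, 0.042, 0.71, -0.031]
contact_force: [0.5, 0.0, -0.6]
width: 0.0855
```

```bash
python3 go.py .586 -.249 .01 84.1; python3 - <<'E'
from h import *
im,d,c,st=snap("wrist","a1")
g=im.min(axis=2);m=((g>150)*255).astype(np.uint8);m[330:]=0
cs,_=cv2.findContours(m,0,cv2.CHAIN_APPROX_NONE)
for k in cs:
    if cv2.contourArea(k)>1500:
        r=cv2.minAreaRect(k);W=toz(c,cv2.boxPoints(r),.03)[:,:2];print(r[0],W.mean(0).round(4),W.round(3).tolist())
E
```

```text
clock 56.2 pos [ 0.5853 -0.2489  0.1788] phi 84.06 toolx [-0.009  0.015 -1.   ] F [ 0.5  0.  -0.6] w 0.0855 q [-0.52  0.41  1.44  0.01  1.31 -1.99]
delta tool [ 0.1687 -0.0024  0.0025] turn -0.040440743835119974
(253.0, 176.0) [ 0.5847 -0.2501] [[0.529, -0.258], [0.532, -0.231], [0.641, -0.24], [0.637, -0.271]]
(439.0, 105.0) [ 0.5403 -0.0655] [[0.438, -0.137], [0.446, -0.007], [0.648, 0.02], [0.63, -0.138]]
(429.0, 50.0) [ 0.4839 -0.0802] [[0.439, -0.132], [0.445, -0.032], [0.531, -0.024], [0.522, -0.133]]
```

View pics/wrist_a1.png

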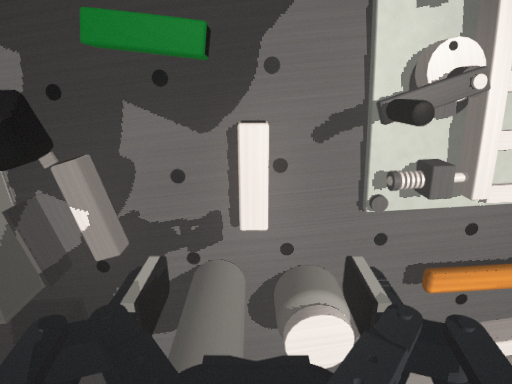

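play_rows(plan=[[[0,0.04,-0.003,0.0015,0],[0,0.08,-0.003,0.0015,0],[0,0.12,-0.003,0.0015,0],[0,0.15,-0.003,0.0015,0],[0,0.164,-0.003,0.0015,0],[0,0.168,-0.003,0.0015,0],[1,0.168,-0.003,0.0015,0],[1,0.168,-0.003,0.0015,0],[1,0.168,-0.003,0.0015,0],[1,0.168,-0.003,0.0015,0],[1,0.168,-0.003,0.0015,0],[1,0.168,-0.003,0.0015,0]]], grip_force=60)

```text
clock: 57.45
position: [0.5862, -0.25, 0.0126]
ee_rot: [0.704, 0.042, 0.709, -0.032]
contact_force: [-0.5, 0.6, 6.5]
width: 0.0287
```

```bash
python3 go.py .586 -.249 .01 84.1
```

```text
clock 57.45 pos [ 0.5862 -0.25    0.0126] phi 84.01 toolx [-0.006  0.013 -1.   ] F [-0.5  0.6  6.5] w 0.0287 q [-0.52  0.55  1.64  0.01  0.96 -1.99]
delta tool [ 0.0027  0.0009 -0.0003] turn -0.08626598151363396
```

```bash
python3 go.py .4895 .0527 .17 -2.8
```

```text
clock 57.45 pos [ 0.5862 -0.25    0.0126] phi 84.01 toolx [-0.006  0.013 -1.   ] F [-0.5  0.6  6.5] w 0.0287 q [-0.52  0.55  1.64  0.01  0.96 -1.99]
delta tool [-0.1527  0.2929 -0.1289] turn 86.81373401848636
```

play_rows(plan=[[[1,-0.04,0,0,0],[1,-0.08,0,0,0],[1,-0.12,0.01,-0.005,8],[1,-0.153,0.04,-0.018,16],[1,-0.153,0.08,-0.035,24],[1,-0.153,0.12,-0.053,32],[1,-0.153,0.16,-0.07,40],[1,-0.153,0.2,-0.088,48],[1,-0.153,0.24,-0.106,56],[1,-0.153,0.27,-0.119,64],[1,-0.153,0.293,-0.129,72],[1,-0.153,0.293,-0.129,80]]])

```text
clock: 58.65
position: [0.487, 0.0558, 0.17]
ee_rot: [0.511, 0.485, 0.522, -0.481]
contact_force: [-0.1, 0.1, -2.1]
width: 0.0287
```

```bash
python3 go.py .4895 .0527 .12 -2.8
```

```text
clock 58.65 pos [0.487  0.0558 0.17  ] phi 3.88 toolx [-0.008  0.015 -1.   ] F [-0.1  0.1 -2.1] w 0.0287 q [-0.04  0.2   1.77  0.02  1.18 -0.11]
delta tool [0.05   0.0027 0.004 ] turn 6.680675837106378
```

play_rows(plan=[[[1,0.02,0.003,0.004,6.7],[1,0.05,0.003,0.004,6.7],[1,0.05,0.003,0.004,6.7],[1,0.05,0.003,0.004,6.7]]])

```text
clock: 59.05
position: [0.4892, 0.0528, 0.1198]
ee_rot: [0.481, 0.513, 0.494, -0.511]
contact_force: [0.3, -0.3, -2.8]
width: 0.0284
```

```bash
python3 go.py .4895 .0527 .0246 -2.8; python3 - <<'E'
from h import *
im,d,c,st=snap("wrist","a2");t,_,ct,_=snap("top","a2")
cv2.imwrite("pics/z26.png",cv2.resize(t[120:245,145:300][:,:,::-1],None,fx=4.8,fy=4.8,interpolation=cv2.INTER_CUBIC))
E
```

```text
clock 59.05 pos [0.4892 0.0528 0.1198] phi -2.81 toolx [-0.01   0.015 -1.   ] F [ 0.3 -0.3 -2.8] w 0.0284 q [-0.05  0.25  1.84  0.02  1.06 -0.  ]
delta tool [0.0951 0.0014 0.0014] turn -0.012183736759368458
```

View pics/wrist_a2.png

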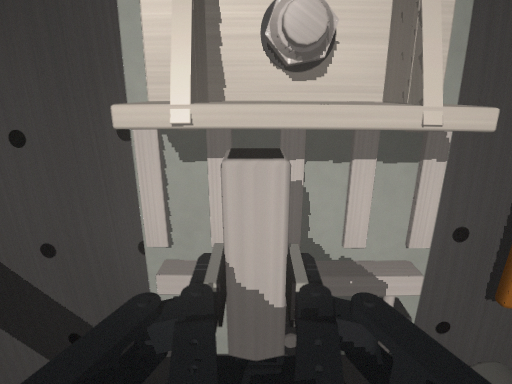

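View pics/z26.png

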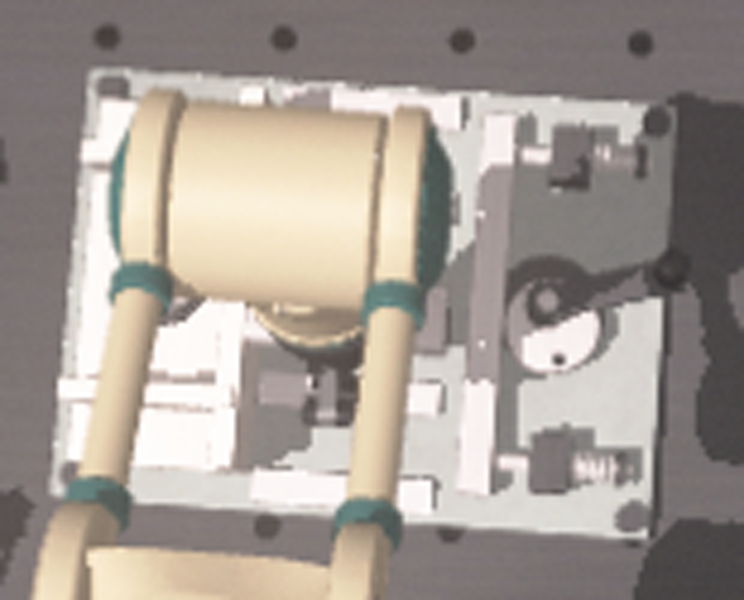

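```bash
python3 - <<'E'
from h import *
im,d,c,st=load("wrist","a2")
O=np.array([.5216,.1147]);a=np.radians(-2.8);ex=np.array([np.cos(a),np.sin(a)]);ey=np.array([-np.sin(a),np.cos(a)])
def jig(p,z):
    W=toz(c,p,z)[:,:2]-O;return np.c_[W@ex,W@ey].round(4)
print("strips at row220: left edges/right",jig([(144,247),(166,247),(346,247),(368,247),(413,248),(435,248)],.020))
print("plate front top edge",jig([(118,126),(300,128),(490,131)],.088))
print("plate back?",jig([(118,105),(490,110)],.088), "stud",jig([(305,20)],.066))
print("expected",proj(c,[[*(O+0*ex),.088]]))
cv2.imwrite("pics/z27.png",cv2.resize(im[90:300,110:450][:,:,::-1],None,fx=2.3,fy=2.3,interpolation=cv2.INTER_CUBIC))
E
```

```text
strips at row220: left edges/right [[-0.1289 -0.1119]
 [-0.1091 -0.1116]
 [ 0.0497 -0.1107]
 [ 0.0692 -0.1107]
 [ 0.1098 -0.1118]
 [ 0.13   -0.112 ]]
plate front top edge [[-0.107   0.0006]
 [-0.0042 -0.0008]
 [ 0.1056 -0.0011]]
plate back? [[-0.1055  0.0121]
 [ 0.103   0.0106]] stud [[-0.0008  0.0585]]
expected [[307.57633228 126.55674463]]
```

View pics/z27.png

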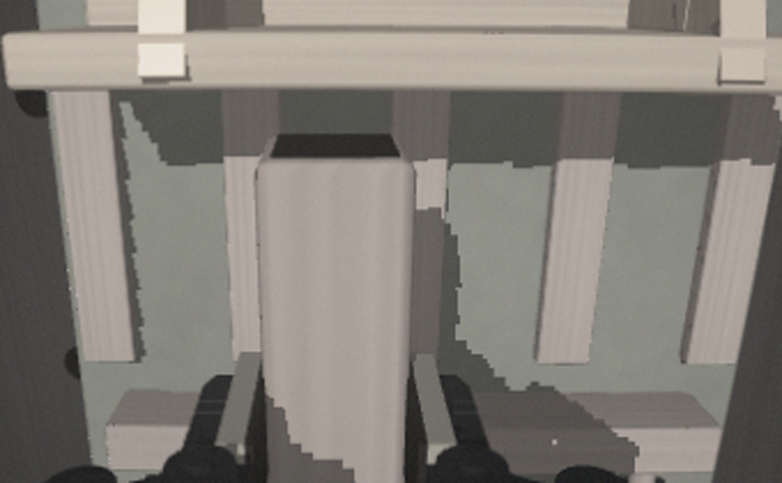

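play_rows(plan=[[[1,0.03,0.0014,0.0014,0],[1,0.06,0.0014,0.0014,0],[1,0.075,0.0014,0.0014,0],[1,0.083,0.0014,0.0014,0],[1,0.088,0.0014,0.0014,0],[1,0.088,0.0014,0.0014,0]]])

```text
clock: 59.75
position: [0.4923, 0.0524, 0.0336]
ee_rot: [0.482, 0.514, 0.493, -0.51]
contact_force: [0.2, -0.6, -1.8]
width: 0.0287
```

```bash
python3 go.py .4895 .0527 .0246 -2.8
```

```text
clock 59.75 pos [0.4923 0.0524 0.0336] phi -2.82 toolx [-0.005  0.015 -1.   ] F [ 0.2 -0.6 -1.8] w 0.0287 q [-0.05  0.36  1.95  0.02  0.84 -0.01]
delta tool [ 0.009  -0.0027 -0.    ] turn -0.021266704768663658
```

play_rows(plan=[[[1,0,-0.002,0,0],[1,0.003,-0.002,0,0],[1,0.006,-0.002,0,0],[1,0.008,-0.002,0,0],[1,0.008,-0.002,0,0]]])

```text
clock: 60.25
position: [0.49, 0.0527, 0.0253]
ee_rot: [0.482, 0.514, 0.493, -0.51]
contact_force: [0.0, -0.7, -2.8]
width: 0.0286
```

```bash
python3 go.py .4895 .0527 .0246 -2.8
```

```text
clock 60.25 pos [0.49   0.0527 0.0253] phi -2.82 toolx [-0.006  0.015 -1.   ] F [ 0.  -0.7 -2.8] w 0.0286 q [-0.05  0.37  1.97  0.02  0.81 -0.01]
delta tool [ 0.0007 -0.0005  0.    ] turn -0.02142393549809185
```

play_rows(plan=[[[0.4,0,0,0,0],[0.4,0,0,0,0],[0.4,0,0,0,0],[0.4,0,0,0,0],[0.4,-0.02,0,0,0],[0.4,-0.06,0,0,0],[0.4,-0.1,0,0,0],[0.4,-0.14,0,0,0]]])

```text
clock: 61.05
position: [0.4905, 0.0505, 0.1668]
ee_rot: [0.482, 0.514, 0.493, -0.51]
contact_force: [1.0, 0.8, -0.4]
width: 0.0511
```

```bash
python3 go.py .602 -.42 .18 99.5; python3 - <<'E'
from tubes import *
im,d,c,st=snap("wrist","a3");snap("top","a3");tubes("a3",(300,120,440,200))
E
```

```text
clock 61.05 pos [0.4905 0.0505 0.1668] phi -2.83 toolx [-0.006  0.015 -1.   ] F [ 1.   0.8 -0.4] w 0.0511 q [-0.05  0.2   1.77  0.02  1.17 -0.01]
delta tool [-0.0209  0.1345  0.4642] turn -102.32607722598505
[433.5 162.5] center [ 0.585 -0.563] sizes 0.0331 0.056 axis 178.3
[385.4 155.5] center [ 0.6023 -0.4209] sizes 0.0374 0.112 axis 9.5
[433.  137.5] center [ 0.6592 -0.5638] sizes 0.0364 0.0629 axis 178.0
```

View pics/wrist_a3.png

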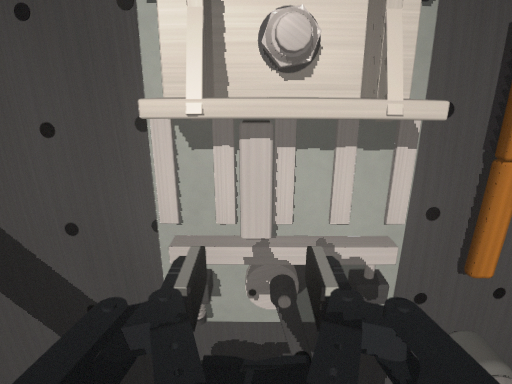

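View pics/top_a3.png

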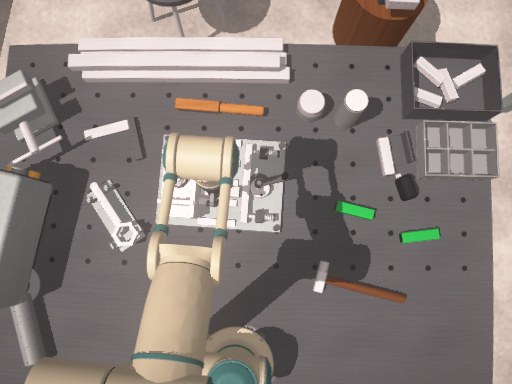

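play_rows(plan=[[[0.4,-0.035,0.011,0.039,-8.4],[0.4,-0.035,0.022,0.078,-16.8],[0.4,-0.035,0.034,0.117,-25.2],[0.4,-0.035,0.045,0.156,-33.6],[0.4,-0.035,0.056,0.195,-42],[0.4,-0.035,0.067,0.234,-50.4],[0.4,-0.035,0.079,0.273,-58.8],[0.4,-0.035,0.09,0.312,-67.2],[0.4,-0.035,0.101,0.351,-75.6],[0.4,-0.035,0.112,0.39,-84],[0.4,-0.035,0.124,0.43,-92.4],[0.4,-0.035,0.1345,0.464,-100.8]]])

```text
clock: 62.35
position: [0.606, -0.4222, 0.1984]
ee_rot: [0.708, -0.046, 0.703, 0.056]
contact_force: [1.4, 0.9, 0.2]
width: 0.0512
```

```bash
python3 go.py .601 -.421 .18 99.5
```

```text
clock 62.35 pos [ 0.606  -0.4222  0.1984] phi 98.29 toolx [ 0.006  0.015 -1.   ] F [1.4 0.9 0.2] w 0.0512 q [-0.71  0.55  1.15  0.02  1.45 -2.43]
delta tool [ 0.0184  0.0016 -0.0049] turn -1.2143061499368173
```

play_rows(plan=[[[0.4,0.01,0.001,-0.003,-1.2],[0.4,0.018,0.0015,-0.005,-1.2],[0.4,0.018,0.0015,-0.005,-1.2],[0.4,0.018,0.0015,-0.005,-1.2]]])

```text
clock: 62.75
position: [0.6008, -0.42, 0.1801]
ee_rot: [0.707, -0.053, 0.702, 0.064]
contact_force: [0.6, 0.3, 0.5]
width: 0.0513
```

```bash
python3 - <<'E'
from h import *
im,d,c,st=snap("wrist","b1")
g=im.min(axis=2);m=((g>120)*255).astype(np.uint8);m[330:]=0;m[:,:190]=0;m[:,320:]=0;m[:80]=0
cs,_=cv2.findContours(m,0,cv2.CHAIN_APPROX_NONE)
for k in cs:
    if cv2.contourArea(k)>800:
        r=cv2.minAreaRect(k);W=toz(c,cv2.boxPoints(r),.03)[:,:2];e=[W[1]-W[0],W[2]-W[1]];L=max(e,key=np.linalg.norm)
        print(r[0],W.mean(0).round(4),[np.linalg.norm(v).round(4) for v in e],np.degrees(np.arctan2(L[1],L[0])))
E
python3 go.py .601 -.421 .0105 99.5;
```

```text
(254.5, 217.5) [ 0.6609 -0.4096] [np.float64(0.2562), np.float64(0.1178)] -174.63336283835534
clock 62.8 pos [ 0.6011 -0.4202  0.1808] phi 99.52 toolx [ 0.006  0.015 -1.   ] F [-0.4 -0.5  0.1] w 0.0512 q [-0.71  0.55  1.19  0.02  1.41 -2.45]
delta tool [ 0.1703 -0.0031 -0.0017] turn 0.019918563426244873
```

View pics/wrist_b1.png

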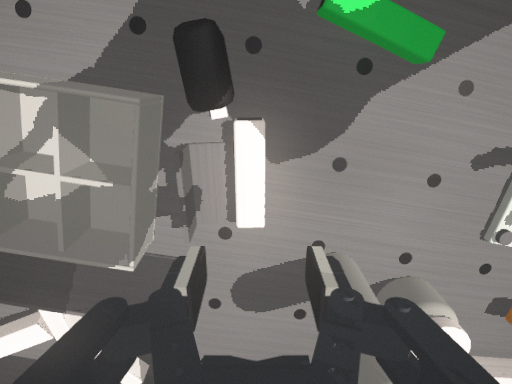

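```bash
python3 - <<'E'
from h import *
im,d,c,st=load("wrist","b1");P=cloud(c,d)
for r in (130,150,173,200,220):
    print(r,[(u,*(P[r-2:r+3,u-1:u+2].reshape(-1,3).mean(0)*1000).round(0).astype(int)) for u in (180,190,197,205,212,219,226,231,240,250,260,270,280)])
E
python3 - <<'E'
import cv2
im=cv2.imread("pics/wrist_b1.png");cv2.imwrite("pics/z28.png",cv2.resize(im[100:260,140:300],None,fx=4.5,fy=3.7,interpolation=cv2.INTER_CUBIC))
im=cv2.imread("pics/top_a3.png");t0=cv2.imread("pics/top0.png")
import numpy as np
cv2.imwrite("pics/z29.png",cv2.resize(np.vstack([t0[125:210,350:430],im[125:210,350:430]]),None,fx=4,fy=3.5,interpolation=cv2.INTER_CUBIC))
E
```

```text
130 [(180, np.int64(572), np.int64(-502), np.int64(1)), (190, np.int64(571), np.int64(-492), np.int64(1)), (197, np.int64(569), np.int64(-484), np.int64(1)), (205, np.int64(568), np.int64(-476), np.int64(1)), (212, np.int64(567), np.int64(-469), np.int64(0)), (219, np.int64(566), np.int64(-462), np.int64(0)), (226, np.int64(562), np.int64(-454), np.int64(22)), (231, np.int64(564), np.int64(-450), np.int64(0)), (240, np.int64(558), np.int64(-441), np.int64(31)), (250, np.int64(557), np.int64(-431), np.int64(31)), (260, np.int64(555), np.int64(-422), np.int64(30)), (270, np.int64(557), np.int64(-411), np.int64(1)), (280, np.int64(556), np.int64(-400), np.int64(1))]
150 [(180, np.int64(584), np.int64(-492), np.int64(38)), (190, np.int64(590), np.int64(-489), np.int64(6)), (197, np.int64(589), np.int64(-482), np.int64(5)), (205, np.int64(588), np.int64(-473), np.int64(6)), (212, np.int64(587), np.int64(-466), np.int64(6)), (219, np.int64(585), np.int64(-459), np.int64(5)), (226, np.int64(584), np.int64(-452), np.int64(6)), (231, np.int64(579), np.int64(-446), np.int64(27)), (240, np.int6
[... 1566 characters left out ...]
.int64(-386), np.int64(0))]
220 [(180, np.int64(668), np.int64(-491), np.int64(10)), (190, np.int64(655), np.int64(-477), np.int64(35)), (197, np.int64(667), np.int64(-473), np.int64(6)), (205, np.int64(666), np.int64(-465), np.int64(6)), (212, np.int64(665), np.int64(-457), np.int64(5)), (219, np.int64(664), np.int64(-449), np.int64(5)), (226, np.int64(662), np.int64(-441), np.int64(5)), (231, np.int64(661), np.int64(-436), np.int64(6)), (240, np.int64(649), np.int64(-427), np.int64(30)), (250, np.int64(647), np.int64(-417), np.int64(30)), (260, np.int64(645), np.int64(-407), np.int64(31)), (270, np.int64(657), np.int64(-392), np.int64(0)), (280, np.int64(655), np.int64(-381), np.int64(1))]
```

View pics/z28.png

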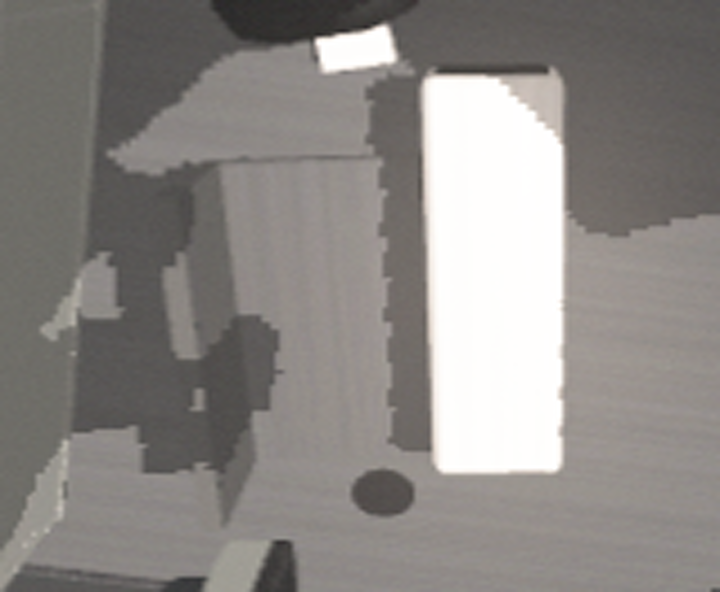

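View pics/z29.png

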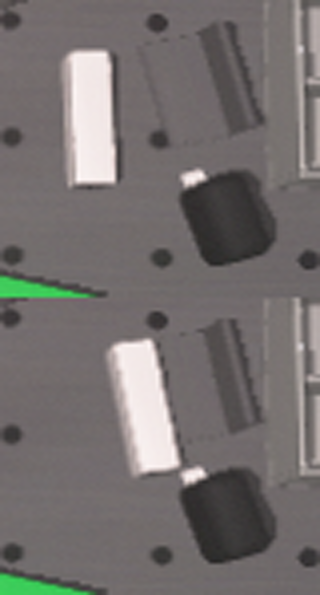

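```bash
python3 go.py .600 -.4242 .013 98.9
```

```text
clock 62.8 pos [ 0.6011 -0.4202  0.1808] phi 99.52 toolx [ 0.006  0.015 -1.   ] F [-0.4 -0.5  0.1] w 0.0512 q [-0.71  0.55  1.19  0.02  1.41 -2.45]
delta tool [ 0.1677 -0.0061 -0.0032] turn 0.6199185634262108
```

play_rows(plan=[[[0.4,0.04,-0.006,-0.003,0.6],[0.4,0.08,-0.006,-0.003,0.6],[0.4,0.115,-0.006,-0.003,0.6],[0.4,0.14,-0.006,-0.003,0.6],[0.4,0.152,-0.006,-0.003,0.6],[0.4,0.158,-0.006,-0.003,0.6],[0.4,0.158,-0.006,-0.003,0.6]]])

```text
clock: 63.5
position: [0.6006, -0.4242, 0.0233]
ee_rot: [0.708, -0.05, 0.702, 0.06]
contact_force: [0.8, -0.9, -0.5]
width: 0.0512
```

```bash
python3 go.py .600 -.4242 .013 98.9; python3 - <<'E'
from h import *
snap("wrist","b2")
E
```

```text
clock 63.5 pos [ 0.6006 -0.4242  0.0233] phi 98.94 toolx [ 0.007  0.014 -1.   ] F [ 0.8 -0.9 -0.5] w 0.0512 q [-0.72  0.66  1.39  0.02  1.1  -2.45]
delta tool [ 0.0103 -0.     -0.0007] turn 0.04228459189366163
```

View pics/wrist_b2.png

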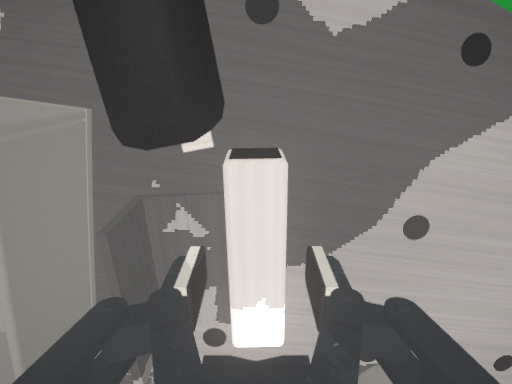

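Well centred; clear of the offcut's upright leg. Down and grip.

play_rows(plan=[[[0.4,0.005,0,0,0],[0.4,0.01,0,0,0],[1,0.01,0,0,0],[1,0.01,0,0,0],[1,0.01,0,0,0],[1,0.01,0,0,0],[1,0.01,0,0,0],[1,0.01,0,0,0]]])

```text
clock: 64.35
position: [0.6011, -0.4244, 0.0145]
ee_rot: [0.708, -0.05, 0.702, 0.06]
contact_force: [-0.7, 2.1, 2.9]
width: 0.0283
```

```bash
python3 go.py .6055 .0497 .17 -2.8
```

```text
clock 64.35 pos [ 0.6011 -0.4244  0.0145] phi 98.94 toolx [ 0.008  0.014 -1.   ] F [-0.7  2.1  2.9] w 0.0283 q [-0.72  0.67  1.39  0.02  1.08 -2.45]
delta tool [-0.1491  0.4695  0.0795] turn 101.73565377178228
```

play_rows(plan=[[[1,-0.04,0,0,0],[1,-0.085,0,0,0],[1,-0.125,0,-0.02,0],[1,-0.155,0.02,-0.045,5],[1,-0.155,0.06,-0.055,13],[1,-0.155,0.1,-0.055,21],[1,-0.155,0.14,-0.055,29],[1,-0.155,0.18,-0.045,37],[1,-0.155,0.22,-0.02,45],[1,-0.155,0.26,0.01,53],[1,-0.155,0.3,0.035,61],[1,-0.155,0.34,0.05,69]]])

```text
clock: 65.55
position: [0.5978, -0.0813, 0.1734]
ee_rot: [0.611, 0.361, 0.611, -0.35]
contact_force: [0.3, -0.1, -2.9]
width: 0.0289
```

```bash
python3 go.py .6054 .0476 .14 -2.8
```

```text
clock 65.55 pos [ 0.5978 -0.0813  0.1734] phi 29.59 toolx [ 0.009  0.013 -1.   ] F [ 0.3 -0.1 -2.9] w 0.0289 q [-0.26  0.35  1.54  0.02  1.24 -0.78]
delta tool [ 0.0351  0.0698 -0.1081] turn 32.38977412214686
```

play_rows(plan=[[[1,0,0.023,-0.036,8],[1,0,0.046,-0.072,16],[1,0.01,0.07,-0.108,24],[1,0.02,0.07,-0.108,32.4],[1,0.035,0.07,-0.108,32.4],[1,0.035,0.07,-0.108,32.4],[1,0.035,0.07,-0.108,32.4]]])

```text
clock: 66.25
position: [0.6053, 0.0474, 0.1396]
ee_rot: [0.486, 0.517, 0.489, -0.507]
contact_force: [0.4, -0.1, -2.2]
width: 0.0286
```

```bash
python3 go.py .6054 .0476 .0265 -2.8; python3 - <<'E'
from h import *
snap("wrist","b3")
E
```

```text
clock 66.25 pos [0.6053 0.0474 0.1396] phi -2.81 toolx [ 0.007  0.013 -1.   ] F [ 0.4 -0.1 -2.2] w 0.0286 q [-0.04  0.38  1.58  0.01  1.17 -0.  ]
delta tool [ 0.1131 -0.0007  0.0014] turn -0.0063580495328494635
```

View pics/wrist_b3.png

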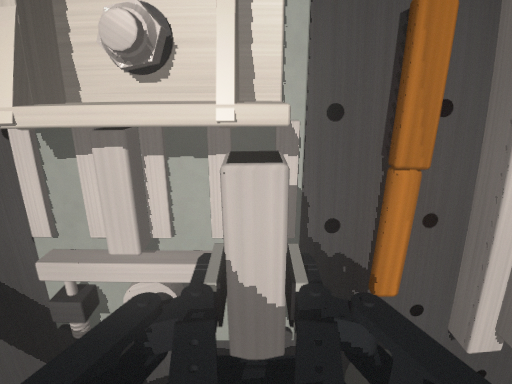

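play_rows(plan=[[[1,0.035,-0.0007,0.0014,0],[1,0.07,-0.0007,0.0014,0],[1,0.09,-0.0007,0.0014,0],[1,0.098,-0.0007,0.0014,0],[1,0.103,-0.0007,0.0014,0],[1,0.103,-0.0007,0.0014,0],[1,0.103,-0.0007,0.0014,0]]])

```text
clock: 67.0
position: [0.6072, 0.0471, 0.0386]
ee_rot: [0.487, 0.518, 0.488, -0.506]
contact_force: [0.1, 0.5, -1.7]
width: 0.0284
```

```bash
python3 go.py .6054 .0476 .0265 -2.8
```

```text
clock 67.0 pos [0.6072 0.0471 0.0386] phi -2.84 toolx [ 0.012  0.013 -1.   ] F [ 0.1  0.5 -1.7] w 0.0284 q [-0.04  0.48  1.7   0.02  0.95 -0.01]
delta tool [ 0.0121 -0.002  -0.0003] turn -0.03530823013826989
```

play_rows(plan=[[[1,0,-0.002,0,0],[1,0.003,-0.002,0,0],[1,0.006,-0.002,0,0],[1,0.009,-0.002,0,0],[1,0.0115,-0.002,0,0],[1,0.0115,-0.002,0,0]]])

```text
clock: 67.6
position: [0.6053, 0.0474, 0.0273]
ee_rot: [0.487, 0.518, 0.488, -0.506]
contact_force: [-1.3, 0.8, 1.0]
width: 0.0282
```

```bash
python3 go.py .6054 .0476 .0265 -2.8
```

```text
clock 67.6 pos [0.6053 0.0474 0.0273] phi -2.84 toolx [ 0.011  0.013 -1.   ] F [-1.3  0.8  1. ] w 0.0282 q [-0.04  0.49  1.72  0.02  0.92 -0.01]
delta tool [ 0.0008  0.0001 -0.0002] turn -0.03761353267617551
```

Touching the floor. Release and rise.

play_rows(plan=[[[0.4,0,0,0,0],[0.4,0,0,0,0],[0.4,0,0,0,0],[0.4,0,0,0,0],[0.4,-0.02,0,0,0],[0.4,-0.06,0,0,0],[0.4,-0.11,0,0,0],[0.4,-0.16,0,0,0],[0.4,-0.2,0,0,0]]])

```text
clock: 68.5
position: [0.6035, 0.0447, 0.2305]
ee_rot: [0.488, 0.519, 0.487, -0.505]
contact_force: [0.3, -0.8, -0.4]
width: 0.051
```

```bash
python3 go.py .6054 .0476 .0265 -2.8; python3 - <<'E'
from h import *
snap("wrist","b4")
t,_,c,_=snap("top","b4")
E
```

```text
clock 68.5 pos [0.6035 0.0447 0.2305] phi -2.84 toolx [ 0.014  0.013 -1.   ] F [ 0.3 -0.8 -0.4] w 0.051 q [-0.05  0.31  1.45  0.01  1.36 -0.  ]
delta tool [ 2.04e-01 -1.10e-03 -2.00e-04] turn -0.03747913493978672
```

View pics/wrist_b4.png

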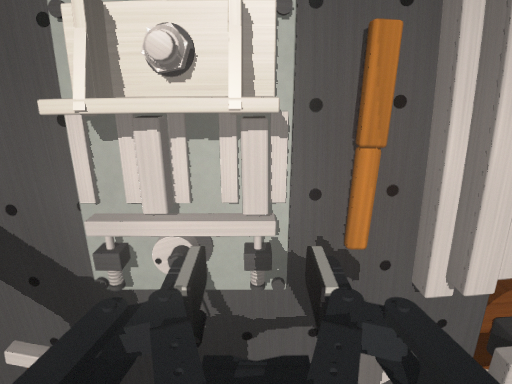

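View pics/top_b4.png

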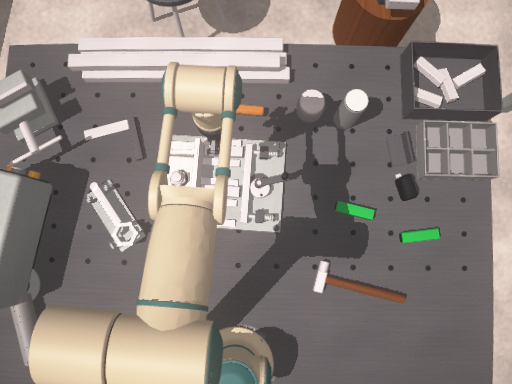

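```bash
python3 go.py .527 -.126 .23 9.7; python3 - <<'E'
from h import *
im,d,c,st=load("wrist","b4")
O=np.array([.5216,.1147]);a=np.radians(-2.8);ex=np.array([np.cos(a),np.sin(a)]);ey=np.array([-np.sin(a),np.cos(a)])
def jig(p,z):
    W=toz(c,p,z)[:,:2]-O;return np.c_[W@ex,W@ey].round(4)
print(jig([(148,117),(154,214),(256,117),(255,214)],.042),jig([(40,112),(278,109)],.088),jig([(87,217),(274,214)],.042))
P=cloud(c,d)
for (u,v) in [(148,125),(152,160),(154,205),(256,125),(255,160),(255,205),(110,255),(258,257),(200,225)]: print(u,v,np.median(P[v-2:v+3,u-2:u+3,2]).round(4))
E
```

```text
clock 68.6 pos [0.6067 0.0446 0.2346] phi -2.83 toolx [ 0.025  0.012 -1.   ] F [-0.3  0.2  0.2] w 0.0514 q [-0.05  0.31  1.45  0.01  1.36 -0.  ]
delta tool [ 0.0004 -0.0713  0.1744] turn -12.534395714461567
[[-0.0242 -0.0082]
 [-0.0287 -0.1174]
 [ 0.089  -0.0089]
 [ 0.0878 -0.1179]] [[-0.1089  0.0012]
 [ 0.108   0.0015]] [[-0.1083 -0.121 ]
 [ 0.1097 -0.1181]]
148 125 0.0422
152 160 0.0424
154 205 0.0429
256 125 0.0425
255 160 0.0428
255 205 0.0425
110 255 0.0447
258 257 0.0447
200 225 0.0424
```

play_rows(plan=[[[0.4,0,-0.018,0.04,-6],[0.4,0,-0.036,0.085,-12.5],[0.4,0,-0.054,0.13,-12.5],[0.4,0,-0.071,0.174,-12.5],[0.4,0,-0.071,0.174,-12.5],[0.4,0,-0.071,0.174,-12.5]]])

```text
clock: 69.2
position: [0.5267, -0.1263, 0.2299]
ee_rot: [0.543, 0.466, 0.536, -0.448]
contact_force: [-0.2, -0.1, 0.3]
width: 0.051
```

```bash
python3 go.py .527 -.126 .075 9.7; python3 - <<'E'
from h import *
snap("wrist","c1")
E
```

```text
clock 69.2 pos [ 0.5267 -0.1263  0.2299] phi 9.51 toolx [ 0.025  0.013 -1.   ] F [-0.2 -0.1  0.3] w 0.051 q [-0.38  0.22  1.59  0.02  1.32 -0.55]
delta tool [ 0.1549 -0.0038  0.0011] turn -0.19364972350177823
```

View pics/wrist_c1.png

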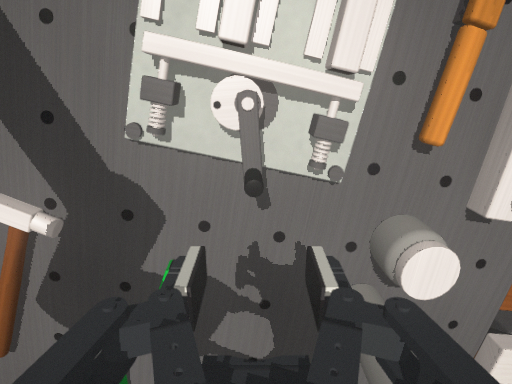

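```bash
python3 - <<'E'
from h import *
im,d,c,st=load("wrist","c1")
cv2.imwrite("pics/z30.png",cv2.resize(im[60:210,200:310][:,:,::-1],None,fx=5,fy=4,interpolation=cv2.INTER_CUBIC))
ax=np.array([.5133,-.0556]);print("axis pred px",proj(c,[[*ax,.0625]]),"axis from px",toz(c,[(248,102)],.0625))
p=toz(c,[(254.5,187)],.1085)[0];v=p[:2]-ax;print("post",p,np.linalg.norm(v),np.degrees(np.arctan2(v[1],v[0])))
E
```

```text
axis pred px [[248.88360908 101.84347596]] axis from px [[ 0.51248254 -0.05588396  0.0625    ]]
post [ 0.52941739 -0.12572055  0.1085    ] 0.0719490260628432 -77.05525607340407
```

View pics/z30.png

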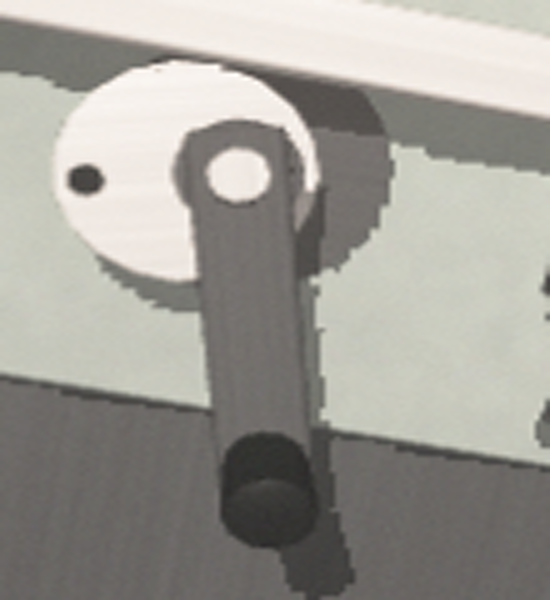

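```bash
python3 go.py .5292 -.1257 .078 12.9
```

```text
clock 69.25 pos [ 0.5272 -0.1254  0.23  ] phi 9.61 toolx [ 0.025  0.013 -1.   ] F [ 0.1 -0.9  0. ] w 0.0515 q [-0.38  0.22  1.59  0.02  1.32 -0.55]
delta tool [ 0.152  -0.0022  0.002 ] turn -3.2924522276470896
```

play_rows(plan=[[[0.4,0.03,-0.002,0.002,-3.3],[0.4,0.07,-0.002,0.002,-3.3],[0.4,0.1,-0.002,0.002,-3.3],[0.4,0.13,-0.002,0.002,-3.3],[0.4,0.148,-0.002,0.002,-3.3],[0.4,0.152,-0.002,0.002,-3.3],[0.4,0.152,-0.002,0.002,-3.3]]])

```text
clock: 69.95
position: [0.5297, -0.1244, 0.0774]
ee_rot: [0.557, 0.449, 0.55, -0.431]
contact_force: [-0.4, 0.8, -0.0]
width: 0.0514
```

```bash
python3 go.py .5292 -.1257 .078 12.9
```

```text
clock 69.95 pos [ 0.5297 -0.1244  0.0774] phi 13.02 toolx [ 0.024  0.014 -1.   ] F [-0.4  0.8 -0. ] w 0.0514 q [-0.37  0.35  1.81  0.03  0.96 -0.62]
delta tool [-0.0006 -0.0008  0.0012] turn 0.11574799926569312
```

Close on the post gently.

play_rows(plan=[[[1,0,-0.001,0.001,0],[1,0,-0.001,0.001,0],[1,0,-0.001,0.001,0],[1,0,-0.001,0.001,0],[1,0,-0.001,0.001,0],[1,0,-0.001,0.001,0]]], grip_force=40)

```text
clock: 70.55
position: [0.5295, -0.1257, 0.0787]
ee_rot: [0.557, 0.449, 0.549, -0.431]
contact_force: [0.6, 0.7, 5.6]
width: 0.017
```

```bash
python3 go.py .5292 -.1257 .078 12.9; python3 - <<'E'
from h import *
st=manip.get_state();R=toolR(st)
A=R.T@(np.array([.5133,-.0556,st["position"][2]])-st["position"]);print("axis in tool",A)
E
```

```text
clock 70.55 pos [ 0.5295 -0.1257  0.0787] phi 13.02 toolx [ 0.026  0.014 -1.   ] F [0.6 0.7 5.6] w 0.017 q [-0.38  0.35  1.81  0.03  0.96 -0.62]
delta tool [ 0.0007 -0.0003 -0.0001] turn 0.11880357717734569
axis in tool [ 5.44331719e-04  6.51182260e-05 -7.19813923e-02]
```

play_rows(plan=[[[1,0,-0.0063,-0.0003,5],[1,0,-0.0125,-0.0011,10],[1,0,-0.0186,-0.0025,15],[1,0,-0.0246,-0.0043,20],[1,0,-0.0304,-0.0067,25],[1,0,-0.036,-0.0096,30],[1,0,-0.0413,-0.013,35],[1,0,-0.0463,-0.0168,40],[1,0,-0.0509,-0.0211,45],[1,0,-0.0552,-0.0257,50],[1,0,-0.059,-0.0307,55],[1,0,-0.059,-0.0307,55]]])

```text
clock: 71.75
position: [0.4666, -0.1115, 0.0788]
ee_rot: [0.289, 0.657, 0.286, -0.635]
contact_force: [-0.8, -6.3, 4.1]
width: 0.0169
```

```bash
python3 go.py .5292 -.1257 .078 -92.8; python3 - <<'E'
from h import *
st=manip.get_state();R=toolR(st)
A=R.T@(np.array([.5133,-.0556,st["position"][2]])-st["position"]);print("axis in tool",A)
E
```

```text
clock 71.75 pos [ 0.4666 -0.1115  0.0788] phi -42.0 toolx [ 0.03   0.009 -1.   ] F [-0.8 -6.3  4.1] w 0.0169 q [-0.39  0.26  1.95  0.02  0.9   0.32]
delta tool [ 0.0025  0.0561 -0.0313] turn 50.79667627228861
axis in tool [ 0.00187806 -0.00264551 -0.07277462]
```

play_rows(plan=[[[1,0,-0.0066,-0.0004,5],[1,0,-0.0133,-0.0013,10],[1,0,-0.0196,-0.0027,15],[1,0,-0.0258,-0.0046,20],[1,0,-0.0318,-0.0071,25],[1,0,-0.0375,-0.0101,30],[1,0,-0.0432,-0.0136,35],[1,0,-0.0484,-0.0175,40],[1,0,-0.0533,-0.0219,45],[1,0,-0.0585,-0.0273,50.8],[1,0,-0.0585,-0.0273,50.8],[1,0,-0.0585,-0.0273,50.8]]])

```text
clock: 72.95
position: [0.4404, -0.054, 0.0787]
ee_rot: [-0.019, 0.717, -0.015, -0.697]
contact_force: [-3.5, -6.6, 0.9]
width: 0.0168
```

```bash
python3 go.py .4414 -.0521 .078 -92.8; python3 - <<'E'
from h import *
im,_,_,_=snap("wrist","c2")
t,_,_,_=snap("top","c2");cv2.imwrite("pics/z31.png",cv2.resize(t[120:245,145:300][:,:,::-1],None,fx=4.8,fy=4.8,interpolation=cv2.INTER_CUBIC))
E
```

```text
clock 72.95 pos [ 0.4404 -0.054   0.0787] phi -92.71 toolx [ 0.029  0.005 -1.   ] F [-3.5 -6.6  0.9] w 0.0168 q [-0.29  0.22  2.02  0.02  0.88  1.32]
delta tool [ 0.0007 -0.0019 -0.0009] turn 0.09446566589241456
```

View pics/z31.png

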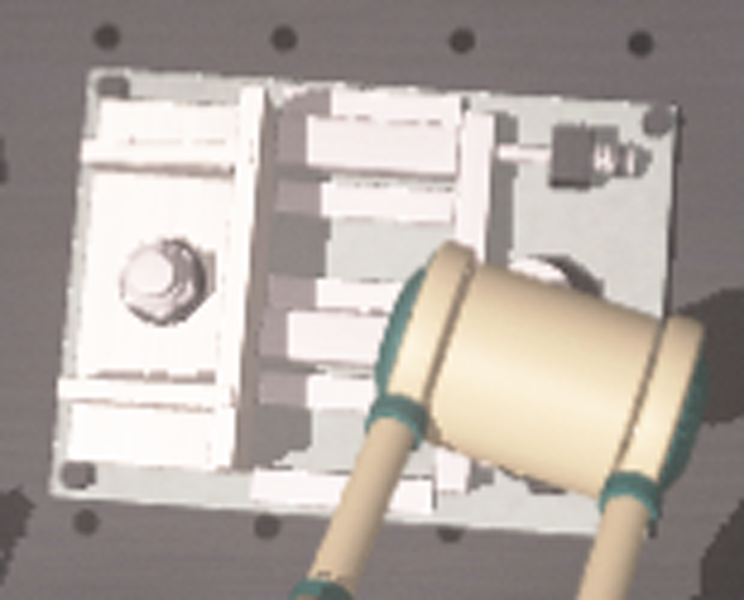

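View pics/wrist_c2.png

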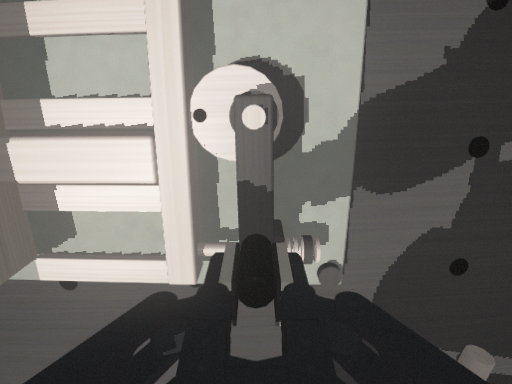

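play_rows(plan=[[[0.4,0,0,0,0],[0.4,0,0,0,0],[0.4,0,0,0,0],[0.4,0,0,0,0],[0.4,-0.03,0,0,0],[0.4,-0.07,0,0,0],[0.4,-0.11,0,0,0],[0.4,-0.15,0,0,0],[0.4,-0.18,0,0,0],[0.4,-0.18,0,0,0]]])

```text
clock: 74.05
position: [0.438, -0.0554, 0.2631]
ee_rot: [-0.018, 0.72, -0.016, -0.693]
contact_force: [1.1, -0.6, 0.5]
width: 0.0511
```

```bash
python3 go.py .30 -.30 .3 -92.8; python3 - <<'E'
from h import *
im,d,c,st=snap("wrist","c3")
O=np.array([.5216,.1147]);a=np.radians(-2.8);ex=np.array([np.cos(a),np.sin(a)]);ey=np.array([-np.sin(a),np.cos(a)])
print(proj(c,[[*(O-.1705*ey),.0625],[*(O-.1705*ey-.072*ex),.1085],[*(O-.1115*ey),.042],[*(O-.1245*ey),.042]]))
E
```

```text
clock 74.05 pos [ 0.438  -0.0554  0.2631] phi -92.7 toolx [ 0.038  0.002 -0.999] F [ 1.1 -0.6  0.5] w 0.0511 q [-0.29  0.03  1.73  0.01  1.34  1.32]
delta tool [-0.0426  0.2507  0.1247] turn 0.0975424137814116
[[252.39699116 104.86791655]
 [251.83844748 180.15738903]
 [201.04155832 104.68812095]
 [212.37894659 104.6526098 ]]
```

View pics/wrist_c3.png

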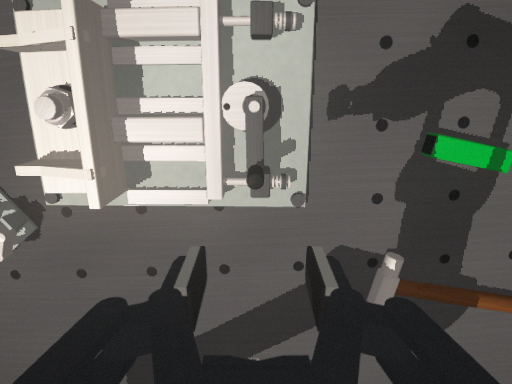

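play_rows(plan=[[[0.4,-0.03,0.04,0.02,0],[0.4,-0.043,0.08,0.04,0],[0.4,-0.043,0.12,0.06,0],[0.4,-0.043,0.16,0.08,0],[0.4,-0.043,0.2,0.1,0],[0.4,-0.043,0.25,0.125,0],[0.4,-0.043,0.25,0.125,0],[0.4,-0.043,0.25,0.125,0]]])

```text
clock: 74.9
position: [0.2975, -0.2993, 0.2964]
ee_rot: [-0.021, 0.718, -0.015, -0.696]
contact_force: [-0.8, 0.4, -0.7]
width: 0.0514
```

```bash
python3 s.py; python3 - <<'E'
from h import *
im,d,c,st=snap("top","f1");s,_,_,_=snap("scene","f1")
O=np.array([.5216,.1147]);a=np.radians(-2.8);ex=np.array([np.cos(a),np.sin(a)]);ey=np.array([-np.sin(a),np.cos(a)])
z=cv2.resize(im[120:245,60:300][:,:,::-1],None,fx=3.3,fy=3.3,interpolation=cv2.INTER_CUBIC)
cv2.imwrite("pics/z32.png",z)
E
```

```text
74.9 [ 0.2975 -0.2993  0.2964] [[0.032, -0.051, -0.998], [0.007, -0.999, 0.051], [-0.999, -0.008, -0.031]] [-0.8  0.4 -0.7] [0.05 0.01 0.  ] 0.0514
-2.93 [ 0.1787 -0.2932  0.2926] [-0.98  -0.003  1.683  0.03   1.45   0.638]
```

View pics/z32.png

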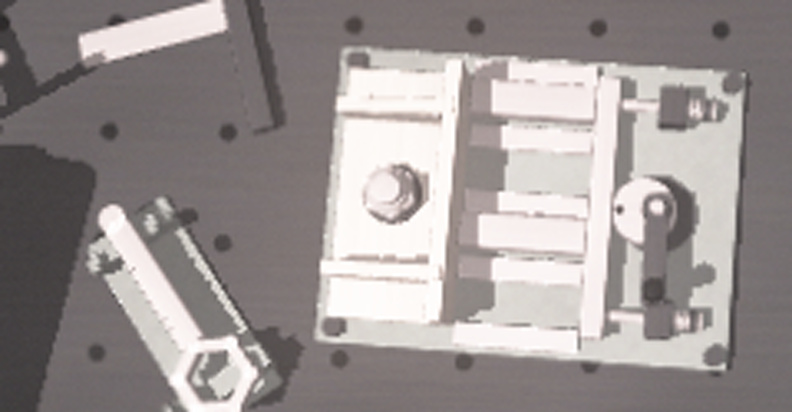

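View pics/top_f1.png

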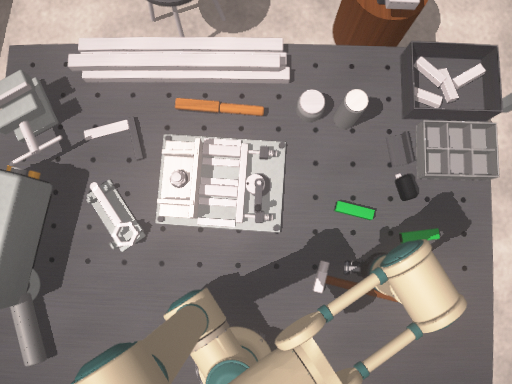

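View pics/scene_f1.png

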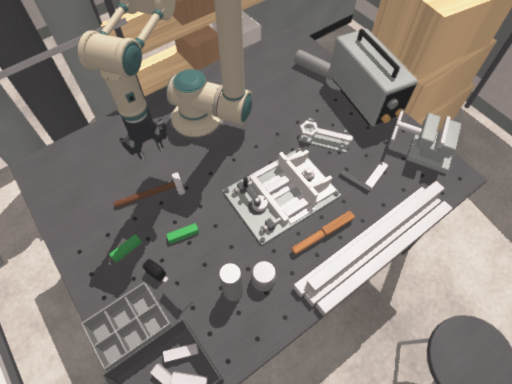

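```bash
python3 - <<'E'
from h import *
im,d,c,st=load("top","f1")
O=np.array([.5216,.1147]);a=np.radians(-2.8);ex=np.array([np.cos(a),np.sin(a)]);ey=np.array([-np.sin(a),np.cos(a)])
Z=lambda a:(np.array(a)-1.15)/3.3+[60,120]
def jig(p,z):
    W=toz(c,[Z(q) for q in p],z)[:,:2]-O;return np.c_[W@ex,W@ey].round(4)
def jz(cc,p,z):
    W=toz(cc,p,z)[:,:2]-O;return np.c_[W@ex,W@ey].round(4)
print("pusher face",jig([(600,80),(584,335)],.042),"back edge",jig([(620,80),(604,335)],.042))
print("axis/post",jig([(656,208)],.0625),jig([(654,290)],.1085),"dot",jig([(620,210)],.05))
print("stop top front",jig([(466,62),(443,322)],.088))
im0=np.load("pics/top0.npz")["im"]
df=cv2.absdiff(im0,im).max(axis=2);
for n,(x,y) in dict(offcut=(407,147),tape=(407,187),can=(356,100),tin=(312,103),brush=(220,107),square=(108,130),green1=(355,210)).items(): print(n,df[y-6:y+7,x-6:x+7].mean().round(1))
i3,d3,c3,s3=load("wrist","c3")
print("wrist: pusher face",jz(c3,[(203,105),(203,60),(205,150)],.042),"tube ends near stop",jz(c3,[(102,22),(112,128)],.042), "far",jz(c3,[(201,22),(203,128)],.042))
E
```

```text
pusher face [[ 0.1091 -0.1151]
 [-0.1114 -0.1175]] back edge [[ 0.1103 -0.1324]
 [-0.1103 -0.1345]]
axis/post [[-0.0016 -0.1712]] [[-0.0741 -0.1747]] dot [[-0.0037 -0.1407]]
stop top front [[ 0.1075 -0.0043]
 [-0.1109 -0.0034]]
offcut 5.8
tape 4.5
can 1.1
tin 1.3
brush 2.0
square 1.5
green1 4.1
wrist: pusher face [[-0.0004 -0.1137]
 [ 0.048  -0.1157]
 [-0.0521 -0.1139]] tube ends near stop [[ 0.0888 -0.0063]
 [-0.0257 -0.0047]] far [[ 0.0867 -0.115 ]
 [-0.0263 -0.1126]]
```

```bash
python3 -c "
from rig import manip
print(manip.sign_off())"
```

```text
the job is handed in; nothing more can be done
None
```

The jig is set up and the job is handed in, at about 75 s of robot time; `sign_off` gave no verdict.

- **Nut:** It took four real strokes. The ring rode up on the nut after the first one because the spanner had pitched in the grip, so several later strokes did nothing. I caught this from the depth images, laid the spanner back on its rest, gripped it again, re-measured the nut and finished. The nut stopped dead, with the wrist moment jumping from about 0.7 to 2.7 N m after about 223° of total turn. I did not read its final angle from an image, so "fully tight" rests on that stop.
- **Spanner:** It was back flat on its rest, and the last pictures show it lying there.
- **Tubes:** I counted two loose tubes and laid them in the lanes at x = -29 and +87 mm. The green look-alikes and the pieces in the bin were left alone. One tube was knocked against the offcut during the run, and I picked it up from there.
- **Cam:** I turned it about 106°. Its high point is within about 4° of square on the pusher.
- **Last measurements:** The pusher is forward about 12 mm (±1 mm). The wrist image put the tubes' stop ends 5 to 6 mm off the stop face. The pusher's position implies they are against the plate, and I trust that more, because the images carry a few millimetres of error. I did not settle this before handing in.
- **Bystanders:** Image differences against the start showed no visible shift for the can, tin, brush, square, tape and offcut. I judged the chipping hammer by eye only. The arm was clear of everything at hand-in.

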